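# Count chokes: zero the scale, tip the tote, scoop its corner empty

### The job

Zero the empty counting scale by pressing its recessed red key fully down with the stylus, then tip the black tote fully, up to its stop, by its yellow bar so that the orange chokes gather in its far corner, and scoop every choke out of that corner with the scoop and empty it into the scale's weighing tray. Never touch a choke with the gripper while it is in the tote (one spilled on the bench may be picked up by hand). In the end leave the tote let down level again, the stylus standing in its stand, the scoop lying flat on the dark tool mat and the bottle, loupe and tape roll where they were.

Things in the scene. Friction and masses are not known exactly. Their poses are not given: they have to be found in the camera images.
- tote_in (a point): Centre of the inner floor of the black open square tote: inner side 150 mm, walls rise 60 mm above this floor, walls and floor 5 mm thick, slippery (friction 0.15). It stands cornerwise: its x axis is a diagonal, from the bar corner near the robot to the far corner (+x); z is normal to the floor. Its pivot, along y, lies 113 mm along +x and 5 mm below this point.
- tote_walls (a point): The same point as tote_in, but with x and y axes square to the tote's walls (turned 45 degrees about z): inside the tote both lie within +-75 mm.
- tote_corner (a point): Far inner floor corner of the tote, 106 mm from tote_in along the tote's x: the low corner once the tote is tipped. Same axes as tote_in.
- tote_bar (a point): Middle of the yellow round bar handle of the tote, 12 mm thick, 80 mm long along the tote's y, 42 mm clear of the near outer corner, 57 mm above the bench when the tote lies level. It swings up on an arc of about 270 mm radius about the pivot.
- tote (a joint): Tipping angle of the tote, rad: 0 lying level, 0.38 fully tipped, at its stop, with the bar handle side raised. A stiff friction hinge: it stays wherever it is left. Lifting it by the bar takes about 10 N, lowering it a push of about 4 N.
- scale: Fixed cream counting scale, about 246 x 200 mm, console on its -x side, weighing tray on its +x side. Origin: underside, between the two. Its top is 45 mm high at the console.
- scale_tray (a point): Centre of the inner floor of the steel weighing tray on the scale, 49 mm above the bench. The tray is open-topped, inside 157 mm (x) by 172 mm (y), walls rise 31 mm above this floor.
- zero_key (a joint): Travel of the zero key, m: 0 released, 0.004 fully pressed (about 4 N). Spring return.
- zero_key_top (a point): Centre of the top of the red 15 mm square zero key, at the bottom of a 19 mm square recess in the console: 3 mm below the console's surface when released. Moves straight down when pressed.
- stand_hole (a point): Mouth centre of the square stylus hole (15 mm wide, 45 mm deep, chamfered) in the grey stand, 55 mm square and 50 mm tall, fixed on the dark tool mat; the mouth is 54 mm above the bench. The mat (300 x 200 mm, 4 mm thick, fixed) extends from here 45 mm to -x, 255 mm to +x and 100 mm either way in y of this frame.
- stylus: Stylus 150 mm long, 50 g, upright in its stand, tip 9 mm above the bench; it may lean a little. Origin: its tip; z runs up along it. From the tip: 20 mm of 6 mm steel pin, 60 mm of 12 mm round black shaft, then a 70 mm long, 16 mm square yellow grip (sides along its x and y).
- scoop: Scoop, 160 g, flat on the tool mat. Origin: middle of the underside of its 84 mm square, 2 mm thick pan, set cornerwise: the nose, a corner between two open edges, is at x +59 mm, the side corners at y +-59 mm; two 35 mm high, 66 mm long walls meet at the back corner, x -59 mm. The pan is slippery (friction 0.15): parts slide out when the nose tips down 20 degrees or more.
- scoop_grip (a point): Middle of the blue grip block of the scoop, above the pan on a black post at its back: 16 mm thick (y), 58 mm long (x), 45 mm high; this point is 37 mm behind (-x) and 107 mm above the scoop's origin.
- choke1: Dipped choke: orange pill shape, 25 mm thick, 36 mm long along its x, 30 g, slippery; origin at its centre. Four to seven of choke1..7 are present, the rest absent (None).
- choke2: As choke1.
- choke3: As choke1.
- choke4: As choke1.
- choke5: As choke1.
- choke6: As choke1.
- choke7: As choke1.
- flux_bottle: Small bottle 44 mm wide, 85 mm high: a bystander, not part of the job. Origin under its centre.
- loupe: Black loupe 40 mm wide, 44 mm high: a bystander. Origin under its centre.
- tape_roll: Green roll of tape, 68 mm wide, 18 mm high: a bystander. Origin under its centre.
There are look-alikes about, which are no part of the job. Of the things that look like the scoop, take the one that is farthest from the robot's base at the start. Leave any white look-alike of the stylus alone.

How it is judged:
By the outcome, as a careful person would: the job done as asked, in the order asked, and still so for the second after the job is handed in, with the robot touching nothing.
Of choke1, choke2, choke3, choke4, choke5, choke6, choke7 only 4 to 7 are there at a start; the rules pass over those that are not, and their reading is None.
At some moment in a run one of scoop, choke1, choke2, choke3 may be knocked a few centimetres aside while the robot is not near it.
It also fails if it takes over 210 s, if anything falls off the work surface, if the arm or the gripper's body presses on something with over 40 N, if the wrist force passes 120 N, or if a joint passes its speed limit or range.

### The arm

A 6-joint arm with a two-finger parallel gripper is mounted at the origin on the work surface. World frame = base frame: x ahead of the robot, y to its left, z up, the work surface at z = 0. Lengths are in m, angles in rad, forces in N, time in s.
With the tool pointing down it reaches from about 0.375 to 0.925 m from the base axis. Payload 5.7 kg.
Tool frame: the origin (TCP) lies between the finger pads; the fingertips stand 8 mm ahead of it and the grasp point (between the pads) lies 11 mm behind it; z points along the fingers, y is the direction in which the jaws open and shut (so a half turn about z gives the same grasp; the last joint's range is limited). The gripper opens to 88 mm and grips with 3 to 60 N. Pads are 20 mm wide; open, the fingers measure 115 mm over their backs; the gripper's body (75 mm by 178 mm) begins 61 mm behind the grasp point.
Start: joints at [1.133, 0.359, 1.51, -0, 1.272, -0.115], TCP at [0.19, 0.569, 0.231] pointing down, gripper open.
Joint ranges: [-2.97, 2.97], [-1.01, 2.36], [0.21, 2.38], [-0.96, 4.11], [0.2, 2.71], [-2.98, 2.98]. Speed limits (rad/s): [2.39, 2.39, 3.14, 3.14, 3.14, 3.14].

### API

Orientations are given as a unit quaternion [w, x, y, z].
In Python, from plant import bot, cams gives the robot as it stands. The module is installed in compiled form; this text tells all that it offers.
- The arm moves only by the tool servo_tool, never from a script. Its argument "increments" is a list that holds one entry, the list of rows, each a list of 7 numbers: the shift along the tool's x, y, z in m, then the turn, a rotation vector about the tool's x, y, z in rad, then the finger opening in m, from 0 to 0.0878. A call has 1 to 10 rows; each row shifts and turns the pose as measured when the row begins, along the tool's axes as they then stand; what a row does not reach is not made up. A row lasts 1/12 s, in which the tool goes at most 41.7 mm and 7.16 degrees, less where a joint would pass 70% of its speed; a pose out of reach is approached as far as the arm can. A call is refused whole if a number of a shift passes 0.0417 or a number of a turn 0.125, either way. A call with a gripper value outside its range is refused whole. The fingers move at their own pace and stop on an object; the grip force is fixed at half the most. Time passes only in rows, so rows that do not move let the fingers close. It gives the time, the measured TCP pose, the force and the opening at its end, in the units of the state.
- bot.observe(): the state, without advancing time (a new reading comes with each control period).
- cams.camera(name): name is "scene" or "top" or "wrist"; returns a dict with "image" (384x512x3 uint8, red, green, blue), "z_map" (384x512 float32, m along the optical axis (not along the pixel's ray), 0 where there is no reading), "camera_matrix" (3x3 intrinsics, pixels), "k1" (the pictures are not rectified: a ray, as slopes to the right and down, at radius r is drawn at 1 + k1 r^2 times it, then the intrinsics apply), "extrinsics" (4x4, takes a point from camera to world coordinates). Camera axes: x right, y down, z forward; pixel columns grow to the right and rows downward; lengths in m; the calibration is good to about 2 mm. A picture is of the moment at which its call begins.
- bot.close_job(): hands the job in, once; it reports no verdict.
The state is a dict: "time": time; "joints": joint angles; "dq": joint speeds; "effort": joint torques, N m; "position": TCP position; "ee_rot": TCP orientation; "ft_force": force on the tool from outside, world axes, zero at the start; "torque": the same for the moment, N m; "gripper_width": opening from 0.0 (shut) to 1.0 (fully open).
Only numpy, scipy, OpenCV 4.12 (cv2) and the standard library are available. Lean on these libraries where they do the work, as an engineer would, in place of code of your own. Each camera call takes 0.05 s, during which the arm holds its last target.

## Working session

There is one attempt and no reset: what is moved stays moved. The work goes in short steps, Python scripts to look and compute and a tool call to move; the robot and the scene stay as the last step left them, time stands still between calls to the robot, and variables do not carry over. Pictures are saved under pics/ and viewed, and the job is handed in when it is done.

Besides the shell and the picture viewer there is one more tool, called after "Request:" as name(argument=value, ...) on one line, values as JSON. servo_tool: Moves the arm, as the interface text tells. Its arguments: {"type":"object","properties":{"increments":{"type":"array","items":{"type":"array","items":{"type":"array","items":{"type":"number"}}}}},"required":["increments"]}

```bash
mkdir -p pics; ls
python3 - <<'E'
from plant import bot,cams
import cv2,numpy as np
print(bot.observe())
for n in ["scene","top","wrist"]:
    c=cams.camera(n); cv2.imwrite(f"pics/{n}0.png",c["image"][:,:,::-1]); np.savez(f"{n}0.npz",**c)
    print(n,c["camera_matrix"],c["k1"],c["extrinsics"].round(3))
E
```

```text
pics
{'time': 0.0, 'joints': array([ 1.13288182e+00,  3.59509204e-01,  1.51143055e+00,  2.58525943e-05,
        1.27250517e+00, -1.15124474e-01]), 'dq': array([-0.00107782, -0.0003655 ,  0.00062101, -0.00055997,  0.00042449,
       -0.00429262]), 'effort': array([-6.26897872e-04, -5.15371120e+01, -2.70722884e+01,  6.74677198e-02,
        3.50769027e-02, -1.30003004e-04]), 'position': array([0.19005037, 0.5683884 , 0.22980781]), 'ee_rot': array([-2.64725173e-04,  1.60698939e-01,  9.87003036e-01, -8.87577660e-04]), 'ft_force': array([ 0.10548795, -0.44364072,  0.24118268]), 'torque': array([-0.03712524, -0.02764559, -0.08176309]), 'gripper_width': 0.9976327517766759}
scene [[491.0009534    0.         258.74602524]
 [  0.         491.0009534  189.33662418]
 [  0.           0.           1.        ]] 0.030529087703769484 [[-0.195  0.519 -0.832  1.552]
 [ 0.981  0.12  -0.155  0.226]
 [ 0.02  -0.846 -0.532  0.787]
 [ 0.     0.     0.     1.   ]]
top [[408.51481741   0.         244.65299791]
 [  0.         408.51481741 187.07470082]
 [  0.           0.           1.        ]] -0.035099867424911856 [[-0.026 -0.989  0.145  0.281]
 [-1.     0.026 -0.003  0.01 ]
 [-0.    -0.146 -0.989  1.245]
 [ 0.     0.     0.     1.   ]]
wrist [[315.20547491   0.         255.65951943]
 [  0.         315.20547491 185.16284251]
 [  0.           0.           1.        ]] -0.08347316287763343 [[ 0.318  0.914  0.252  0.12 ]
 [ 0.948 -0.306 -0.087  0.592]
 [-0.002  0.267 -0.964  0.385]
 [ 0.     0.     0.     1.   ]]
```

View pics/scene0.png

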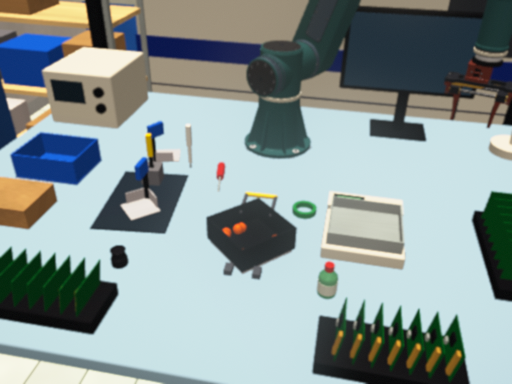

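View pics/top0.png

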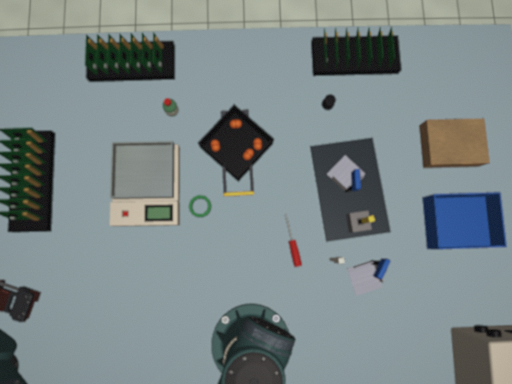

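View pics/wrist0.png

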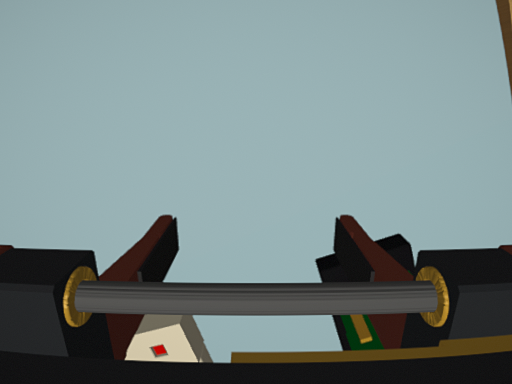

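```bash
cat > h.py <<'E'
import numpy as np,cv2
from scipy.spatial.transform import Rotation as R
def und(c,u,v):
    K=c["camera_matrix"];k=float(c["k1"])
    p=cv2.undistortPoints(np.array([[[u,v]]],float),K,np.array([k,0,0,0,0.]),None,None) if False else None
    x=(np.asarray(u,float)-K[0,2])/K[0,0];y=(np.asarray(v,float)-K[1,2])/K[1,1]
    X,Y=x.copy(),y.copy()
    for _ in range(10):
        s=1+k*(X*X+Y*Y);X,Y=x/s,y/s
    return X,Y
def onz(c,u,v,z):
    X,Y=und(c,u,v);E=c["extrinsics"]
    d=np.stack([X,Y,np.ones_like(X)],-1)@E[:3,:3].T;o=E[:3,3]
    t=(z-o[2])/d[...,2];return o+d*t[...,None]
def cloud(c):
    v,u=np.mgrid[:384,:512];X,Y=und(c,u,v);Z=c["z_map"];E=c["extrinsics"]
    P=np.stack([X*Z,Y*Z,Z],-1)@E[:3,:3].T+E[:3,3];P[Z==0]=np.nan;return P
def proj(c,P):
    E=c["extrinsics"];q=(np.asarray(P)-E[:3,3])@E[:3,:3];x,y=q[...,0]/q[...,2],q[...,1]/q[...,2]
    s=1+float(c["k1"])*(x*x+y*y);K=c["camera_matrix"];return np.stack([K[0,0]*x*s+K[0,2],K[1,1]*y*s+K[1,2]],-1)
def rot(s): 
    q=s["ee_rot"];return R.from_quat([q[1],q[2],q[3],q[0]])
def plan(s,pos,Rt,n=None):
    """increment in tool axes to reach pos/Rt"""
    r=rot(s);d=r.inv().apply(np.asarray(pos)-s["position"])
    w=(r.inv()*Rt).as_rotvec() if Rt is not None else np.zeros(3)
    return d,w
def down(a): # tool z down, tool x at heading a in world
    return R.from_matrix(np.array([[np.cos(a),np.sin(a),0],[np.sin(a),-np.cos(a),0],[0,0,-1]]).T.T)
def crop(c,x,y,w,h,f,name):
    i=c["image"][y:y+h,x:x+w,::-1];cv2.imwrite(name,cv2.resize(i,None,fx=f,fy=f,interpolation=cv2.INTER_CUBIC))
E
python3 - <<'E'
from h import *
c=dict(np.load("top0.npz"))
crop(c,300,130,110,180,3.3,"pics/t_mat.png")
crop(c,90,80,200,160,4,"pics/t_tote.png")
c=dict(np.load("scene0.npz"))
crop(c,90,100,150,140,4,"pics/s_mat.png")
crop(c,190,160,230,140,3.4,"pics/s_tote.png")
E
```

```text
(no output)
```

View pics/t_mat.png

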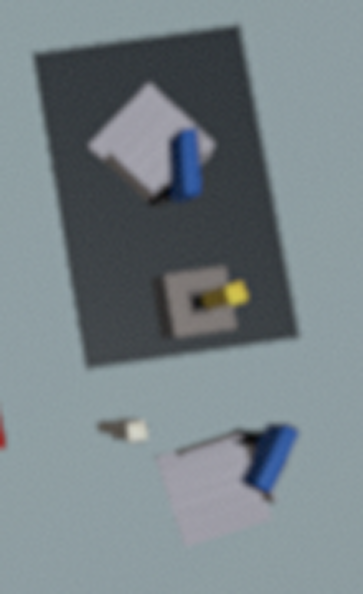

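View pics/t_tote.png

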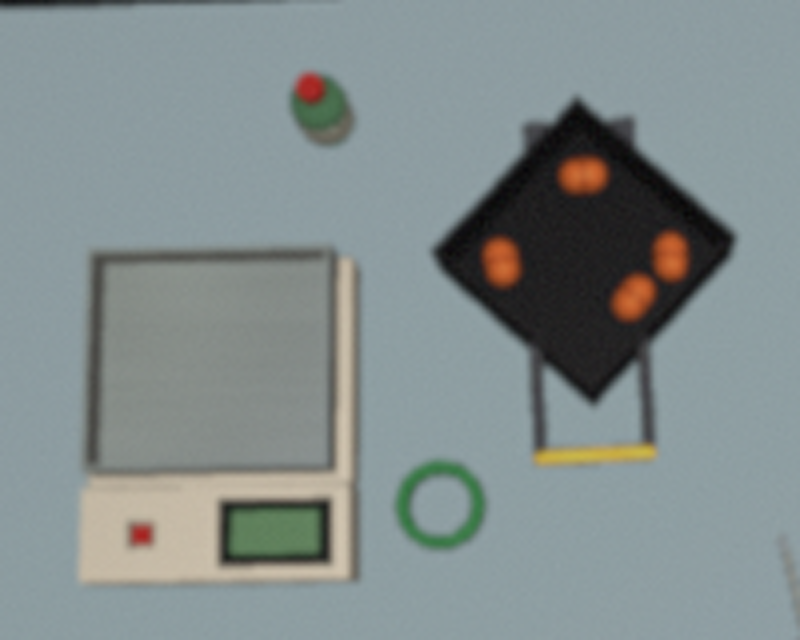

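View pics/s_mat.png

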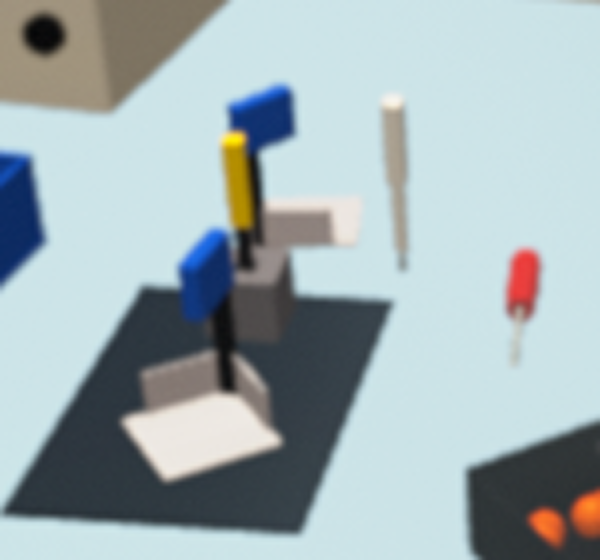

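View pics/s_tote.png

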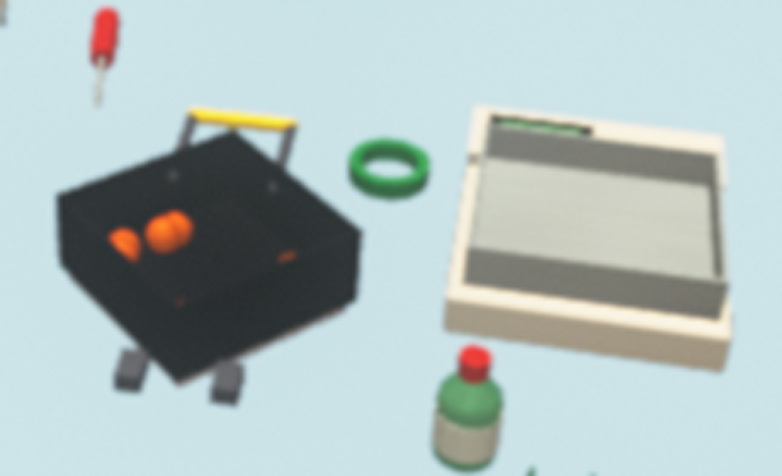

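```bash
cat > meas.py <<'E'
from h import *
c=dict(np.load("top0.npz"));s=dict(np.load("scene0.npz"))
im=c["image"].astype(int);P=cloud(c)
hsv=cv2.cvtColor(c["image"],cv2.COLOR_RGB2HSV)
def show(n,m,f=np.nanmedian):
    m=cv2.morphologyEx(m.astype(np.uint8),cv2.MORPH_OPEN,np.ones((2,2)))
    k,l,st,ce=cv2.connectedComponentsWithStats(m)
    for i in range(1,k):
        if st[i,4]<8: continue
        q=P[l==i];print(n,ce[i].round(1),st[i,4],"med",np.nanmedian(q,0).round(3),"zmax",np.nanmax(q[:,2]).round(3))
H,S,V=[hsv[...,i] for i in range(3)]
show("yellow",(H>20)&(H<32)&(S>130)&(V>110))
show("red",((H<5)|(H>174))&(S>140)&(V>80))
show("orange",(H>=5)&(H<16)&(S>150)&(V>120))
show("blue",(H>100)&(H<125)&(S>150)&(V>60))
show("green",(H>45)&(H<85)&(S>90)&(V>40))
# tray / walls / tote / mat corner points by hand
for n,u,v,z in [("mat a",300+36/3.3,130+54/3.3,.004),("mat b",300+240/3.3,130+26/3.3,.004),("mat c",300+298/3.3,130+336/3.3,.004),("mat d",300+88/3.3,130+367/3.3,.004),
 ("nose",300+150/3.3,130+81/3.3,.006),("left",300+87/3.3,130+147/3.3,.006),("right",300+217/3.3,130+147/3.3,.006),
 ("stand1",300+162/3.3,130+272/3.3,.054),("stand2",300+224/3.3,130+264/3.3,.054),("stand3",300+238/3.3,130+326/3.3,.054),("stand4",300+176/3.3,130+337/3.3,.054),
 ("tote far",90+577/4,80+97/4,.065),("tote near",90+594/4,80+404/4,.065),("tote L",90+433/4,80+252/4,.065),("tote R",90+737/4,80+238/4,.065),
 ("bar l",90+536/4,80+459/4,.063),("bar r",90+656/4,80+453/4,.063),
 ("tray a",90+92/4,80+252/4,.08),("tray b",90+334/4,80+249/4,.08),("tray c",90+332/4,80+468/4,.08),("tray d",90+88/4,80+471/4,.08),
 ("key",90+141/4,80+535/4,.042),("con d",90+80/4,80+581/4,.045),("con c",90+355/4,80+578/4,.045)]:
    print(n,onz(c,u,v,z).round(4))
E
python3 meas.py
```

```text
yellow [239.4 194.2] 73 med [0.435 0.019 0.062] zmax 0.069
yellow [371.8 219.6] 38 med [ 0.346 -0.333  0.158] zmax 0.163
red [168.1 102.6] 27 med [0.712 0.228 0.083] zmax 0.09
red [125.6 214.4] 13 med [0.386 0.361 0.043] zmax 0.05
red [295.8 254.3] 157 med [ 0.256 -0.139  0.025] zmax 0.031
orange [236.2 124.2] 71 med [0.654 0.028 0.039] zmax 0.048
orange [258.2 144.6] 74 med [ 0.587 -0.038  0.039] zmax 0.047
orange [215.9 146. ] 74 med [0.587 0.09  0.038] zmax 0.046
orange [249.1 154.8] 74 med [ 0.557 -0.01   0.039] zmax 0.045
blue [357.  181.6] 132 med [ 0.453 -0.304  0.133] zmax 0.138
blue [464.9 221.7] 4004 med [ 0.337 -0.664  0.008] zmax 0.087
blue [382.6 269. ] 136 med [ 0.212 -0.359  0.13 ] zmax 0.135
green [371.   47.6] 56 med [ 0.874 -0.39   0.084] zmax 0.107
green [393.6  47.3] 49 med [ 0.879 -0.479  0.039] zmax 0.108
green [348.6  48.7] 50 med [ 0.875 -0.334  0.041] zmax 0.106
green [359.8  48. ] 51 med [ 0.883 -0.37   0.038] zmax 0.107
green [382.4  48.7] 49 med [ 0.876 -0.442  0.039] zmax 0.108
green [122.9  57.3] 1199 med [0.863 0.368 0.076] zmax 0.109
green [337.3  49.5
[... 445 characters left out ...]
-0.3999  0.004 ]
mat c [ 0.3146 -0.4324  0.004 ]
mat d [ 0.2919 -0.237   0.004 ]
nose [ 0.5572 -0.3099  0.006 ]
left [ 0.4956 -0.2468  0.006 ]
right [ 0.4925 -0.3689  0.006 ]
stand1 [ 0.3731 -0.2974  0.054 ]
stand2 [ 0.3787 -0.3532  0.054 ]
stand3 [ 0.3235 -0.3619  0.054 ]
stand4 [ 0.3154 -0.3062  0.054 ]
tote far [0.7077 0.0311 0.065 ]
tote near [0.473  0.0239 0.065 ]
tote L [0.5905 0.1407 0.065 ]
tote R [ 0.5952 -0.0854  0.065 ]
bar l [0.4338 0.0672 0.063 ]
bar r [ 0.4359 -0.0204  0.063 ]
tray a [0.5936 0.3903 0.08  ]
tray b [0.5908 0.2117 0.08  ]
tray c [0.4289 0.2132 0.08  ]
tray d [0.4313 0.3896 0.08  ]
key [0.3875 0.3616 0.042 ]
con d [0.3544 0.4053 0.045 ]
con c [0.3516 0.2025 0.045 ]
```

```bash
cat >> h.py <<'E'
def TR(head,pitch=0,roll=0):
    """tool rotation: base tool-down with tool x heading head(deg); pitch = nose-down deg about world y-ish axis of scoop (heading+180 => scoop x)"""
    h=np.radians(head)
    x=np.array([np.cos(h),np.sin(h),0]);z=np.array([0,0,-1.]);y=np.cross(z,x)
    B=R.from_matrix(np.stack([x,y,z],1))
    return B
def tilt(B,axis,deg): return R.from_rotvec(np.radians(deg)*np.asarray(axis))*B
def rows(s,wps,grip):
    """wps: list of (pos,R,n). prints rows in tool axes, assuming each row is reached"""
    p=np.array(s["position"]);r=rot(s);out=[]
    for pos,Rt,n in wps:
        pos=np.asarray(pos,float);Rt=r if Rt is None else Rt
        w=(r.inv()*Rt).as_rotvec()
        p0,r0=p,r
        for i in range(n):
            p1=p0+(pos-p0)*(i+1)/n;r1=r0*R.from_rotvec(w*(i+1)/n)
            d=r.inv().apply(p1-p);o=(r.inv()*r1).as_rotvec()
            out.append([round(float(a),3) if k<3 else round(float(a),3) for k,a in enumerate(np.r_[d,o])]+[grip]);p,r=p1,r1
    for i in range(0,len(out),10): print(str(out[i:i+10]).replace(" ",""))
    return out
def st(s):
    x=rot(s).as_matrix();print("t",round(s["time"],2),"pos",s["position"].round(4),"head",round(np.degrees(np.arctan2(x[1,0],x[0,0])),1),"z",x[:,2].round(3),"F",s["ft_force"].round(1),"w",round(s["gripper_width"]*.0878,4),"q6",s["joints"].round(2))
E
python3 - <<'E'
from h import *; from plant import bot
s=bot.observe();st(s)
rows(s,[([.43,.25,.26],TR(174),10),([.43,-.1,.26],TR(186),10),([.42,-.30,.26],TR(186),6)],.0878)
E
```

```text
t 0.15 pos [0.1901 0.5685 0.23  ] head 161.5 z [-0.001 -0.001 -1.   ] F [-0.4 -0.5  0.4] w 0.088 q6 [ 1.13  0.36  1.51  0.    1.27 -0.12]
[[-0.033,-0.023,-0.003,-0.0,-0.0,-0.022,0.0878],[-0.032,-0.023,-0.003,-0.0,-0.0,-0.022,0.0878],[-0.032,-0.024,-0.003,-0.0,-0.0,-0.022,0.0878],[-0.031,-0.025,-0.003,-0.0,-0.0,-0.022,0.0878],[-0.031,-0.025,-0.003,-0.0,-0.0,-0.022,0.0878],[-0.03,-0.026,-0.003,-0.0,-0.0,-0.022,0.0878],[-0.03,-0.027,-0.003,-0.0,-0.0,-0.022,0.0878],[-0.029,-0.027,-0.003,-0.0,-0.0,-0.022,0.0878],[-0.028,-0.028,-0.003,-0.0,-0.0,-0.022,0.0878],[-0.028,-0.029,-0.003,-0.0,-0.0,-0.022,0.0878]]
[[-0.004,-0.035,-0.0,0.0,-0.0,-0.021,0.0878],[-0.003,-0.035,-0.0,0.0,-0.0,-0.021,0.0878],[-0.002,-0.035,-0.0,0.0,-0.0,-0.021,0.0878],[-0.001,-0.035,-0.0,0.0,-0.0,-0.021,0.0878],[-0.001,-0.035,-0.0,0.0,-0.0,-0.021,0.0878],[-0.0,-0.035,-0.0,0.0,-0.0,-0.021,0.0878],[0.001,-0.035,-0.0,0.0,-0.0,-0.021,0.0878],[0.001,-0.035,-0.0,0.0,-0.0,-0.021,0.0878],[0.002,-0.035,-0.0,0.0,-0.0,-0.021,0.0878],[0.003,-0.035,-0.0,0.0,-0.0,-0.021,0.0878]]
[[0.005,-0.033,-0.0,-0.0,0.0,0.0,0.0878],[0.005,-0.033,-0.0,-0.0,0.0,0.0,0.0878],[0.005,-0.033,-0.0,-0.0,0.0,0.0,0.0878],[0.005,-0.033,-0.0,-0.0,0.0,0.0,0.0878],[0.005,-0.033,-0.0,-0.0,0.0,0.0,0.0878],[0.005,-0.033,-0.0,-0.0,0.0,0.0,0.0878]]
```

Request:
servo_tool(increments=[[[-0.03, -0.025, -0.003, 0, 0, -0.022, 0.0878], [-0.03, -0.025, -0.003, 0, 0, -0.022, 0.0878], [-0.03, -0.025, -0.003, 0, 0, -0.022, 0.0878], [-0.03, -0.025, -0.003, 0, 0, -0.022, 0.0878], [-0.03, -0.025, -0.003, 0, 0, -0.022, 0.0878], [-0.03, -0.025, -0.003, 0, 0, -0.022, 0.0878], [-0.03, -0.025, -0.003, 0, 0, -0.022, 0.0878], [-0.03, -0.025, -0.003, 0, 0, -0.022, 0.0878], [-0.03, -0.025, -0.003, 0, 0, -0.022, 0.0878], [-0.03, -0.025, -0.003, 0, 0, -0.022, 0.0878]]])

```text
time: 0.98
position: [0.4304, 0.2525, 0.2573]
ee_rot: [-0.003, 0.04, 0.999, -0.001]
ft_force: [0.5, 1.3, 1.0]
gripper_width: 1.001
```

Request:
servo_tool(increments=[[[0, -0.035, 0, 0, 0, -0.021, 0.0878], [0, -0.035, 0, 0, 0, -0.021, 0.0878], [0, -0.035, 0, 0, 0, -0.021, 0.0878], [0, -0.035, 0, 0, 0, -0.021, 0.0878], [0, -0.035, 0, 0, 0, -0.021, 0.0878], [0, -0.035, 0, 0, 0, -0.021, 0.0878], [0, -0.035, 0, 0, 0, -0.021, 0.0878], [0, -0.035, 0, 0, 0, -0.021, 0.0878], [0, -0.035, 0, 0, 0, -0.021, 0.0878], [0, -0.035, 0, 0, 0, -0.021, 0.0878]]])

```text
time: 1.82
position: [0.4398, -0.1127, 0.2577]
ee_rot: [0.0, -0.07, 0.998, 0.0]
ft_force: [1.2, 0.1, 0.6]
gripper_width: 1.0
```

Request:
servo_tool(increments=[[[0.005, -0.033, 0, 0, 0, 0, 0.0878], [0.005, -0.033, 0, 0, 0, 0, 0.0878], [0.005, -0.033, 0, 0, 0, 0, 0.0878], [0.005, -0.033, 0, 0, 0, 0, 0.0878], [0.005, -0.033, 0, 0, 0, 0, 0.0878], [0.005, -0.033, 0, 0, 0, 0, 0.0878]]])

```text
time: 2.32
position: [0.4354, -0.3237, 0.2569]
ee_rot: [0.0, -0.07, 0.998, 0.001]
ft_force: [0.7, 0.1, -0.6]
gripper_width: 0.996
```

Run:
```python
from h import *; from plant import bot,cams
s=bot.observe();st(s)
c=cams.camera("wrist");np.savez("w1.npz",**c);cv2.imwrite("pics/w1.png",c["image"][:,:,::-1]);print(c["extrinsics"].round(3))
for n,P in [("styl top",[.346,-.333,.159]),("hole",[.347,-.330,.054])]: print(n,proj(c,np.array(P)))
```

```text
t 2.32 pos [ 0.4354 -0.3237  0.2569] head -172.0 z [ 0.     0.001 -1.   ] F [ 0.7  0.1 -0.6] w 0.0874 q6 [-0.77  0.25  1.6   0.    1.29 -2.48]
[[-0.138  0.955  0.264  0.362]
 [ 0.99   0.133  0.038 -0.334]
 [ 0.001  0.267 -0.964  0.412]
 [ 0.     0.     0.     1.   ]]
styl top [259.27091479  77.95608045]
hole [260.71489247  85.34176915]
```

View pics/w1.png

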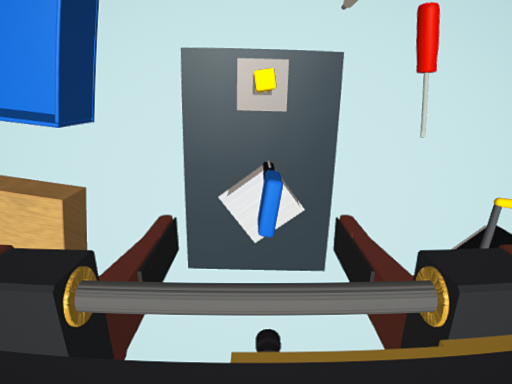

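Run:
```python
from h import *
c=dict(np.load("w1.npz"))
crop(c,225,50,80,80,7,"pics/w1s.png")
hsv=cv2.cvtColor(c["image"],cv2.COLOR_RGB2HSV);H,S,V=[hsv[...,i].astype(int) for i in range(3)]
m=((H>20)&(H<35)&(S>130)&(V>200)).astype(np.uint8);m[:, 330:]=0
k,l,s_,ce=cv2.connectedComponentsWithStats(m);print(s_,ce)
pts=np.argwhere(l==1)[:,::-1].astype(np.float32);b=cv2.boxPoints(cv2.minAreaRect(pts));print(b)
print(onz(c,b[:,0],b[:,1],.159).round(4), onz(c,*ce[1],.159))
# stand top
for u,v in [(237,58),(288.5,60),(287.5,111.5),(236.5,110.5)]: print(onz(c,u,v,.054).round(4))
P=cloud(c);m=(H>100)&(H<125)&(S>150)&(V>60);m[:,:200]=0
q=P[m];t=q[q[:,2]>.125];print(t.mean(0),t.min(0),t.max(0));a=np.linalg.svd(t[:,:2]-t[:,:2].mean(0))[2];print(a)
```

```text
[[     0      0    512    384 196092]
 [   254     68     22     23    421]
 [    68    281      1      1      1]
 [    70    281      1      1      1]
 [    66    284      3      7      9]
 [    64    293      7     30     80]
 [    70    323      3      2      4]] [[255.57203252 191.6864176 ]
 [264.66508314  78.99287411]
 [ 68.         281.        ]
 [ 70.         281.        ]
 [ 67.11111111 287.11111111]
 [ 65.8        307.0375    ]
 [ 70.75       323.5       ]]
[[253.15996   70.12    ]
 [273.31995   67.24    ]
 [276.25995   87.82    ]
 [256.09998   90.700005]]
[[ 0.3409 -0.3384  0.159 ]
 [ 0.3367 -0.3235  0.159 ]
 [ 0.3514 -0.3189  0.159 ]
 [ 0.3558 -0.3341  0.159 ]] [ 0.34618444 -0.3287841   0.159     ]
[ 0.3222 -0.3593  0.054 ]
[ 0.3165 -0.3041  0.054 ]
[ 0.3707 -0.2965  0.054 ]
[ 0.3775 -0.3528  0.054 ]
[ 0.45688118 -0.30711751  0.13437652] [ 0.4305255  -0.31472674  0.12516966] [ 0.48768419 -0.29874949  0.13746652]
[[ 9.99999578e-01 -9.18179397e-04]
 [ 9.18179397e-04  9.99999578e-01]]
```

View pics/w1s.png

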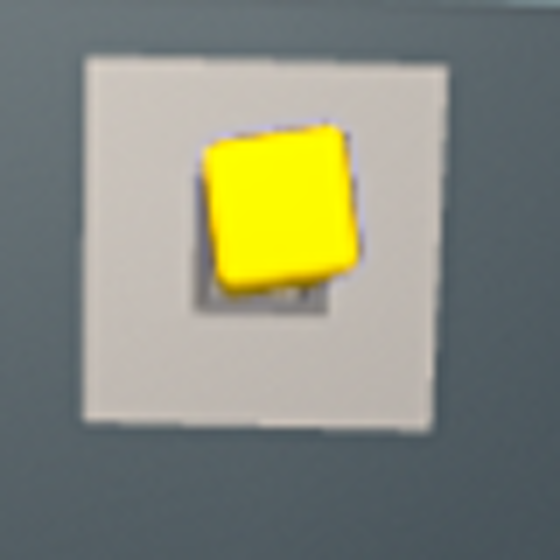

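Run:
```python
from h import *; from plant import bot
s=bot.observe()
rows(s,[([.346,-.329,.22],TR(197.4),5),([.346,-.329,.118],TR(197.4),5)],.0878)
```

```text
[[0.018,0.003,0.007,-0.001,-0.0,-0.033,0.0878],[0.018,0.003,0.007,-0.001,-0.0,-0.033,0.0878],[0.018,0.004,0.007,-0.001,-0.0,-0.033,0.0878],[0.017,0.005,0.007,-0.001,-0.0,-0.033,0.0878],[0.017,0.005,0.007,-0.001,-0.0,-0.033,0.0878],[0.0,-0.0,0.02,0.0,0.0,0.0,0.0878],[0.0,-0.0,0.02,0.0,0.0,0.0,0.0878],[0.0,-0.0,0.02,0.0,0.0,0.0,0.0878],[0.0,-0.0,0.02,0.0,0.0,0.0,0.0878],[0.0,-0.0,0.02,0.0,0.0,0.0,0.0878]]
```

Request:
servo_tool(increments=[[[0.018, 0.004, 0.007, 0, 0, -0.033, 0.0878], [0.018, 0.004, 0.007, 0, 0, -0.033, 0.0878], [0.018, 0.004, 0.007, 0, 0, -0.033, 0.0878], [0.017, 0.004, 0.007, 0, 0, -0.033, 0.0878], [0.017, 0.004, 0.007, 0, 0, -0.033, 0.0878], [0, 0, 0, 0, 0, 0, 0.0878]]])

```text
time: 2.87
position: [0.3427, -0.3326, 0.2187]
ee_rot: [0.0, -0.152, 0.988, -0.002]
ft_force: [0.2, -0.0, -0.0]
gripper_width: 1.002
```

Run:
```python
from h import *; from plant import bot
s=bot.observe();st(s)
rows(s,[([.346,-.329,.118],TR(197.4),5)],.0878)
```

```text
t 2.87 pos [ 0.3427 -0.3326  0.2187] head -162.5 z [ 0.001 -0.004 -1.   ] F [ 0.2 -0.  -0. ] w 0.0879 q6 [-0.91  0.19  1.78 -0.    1.16 -2.79]
[[-0.001,0.001,0.02,-0.001,-0.0,0.0,0.0878],[-0.001,0.001,0.02,-0.001,-0.0,0.0,0.0878],[-0.001,0.001,0.02,-0.001,-0.0,0.0,0.0878],[-0.001,0.001,0.02,-0.001,-0.0,0.0,0.0878],[-0.001,0.001,0.02,-0.001,-0.0,0.0,0.0878]]
```

Request:
servo_tool(increments=[[[-0.001, 0.001, 0.02, 0, 0, 0, 0.0878], [-0.001, 0.001, 0.02, 0, 0, 0, 0.0878], [-0.001, 0.001, 0.02, 0, 0, 0, 0.0878], [-0.001, 0.001, 0.02, 0, 0, 0, 0.0878], [-0.001, 0.001, 0.02, 0, 0, 0, 0.0878], [0, 0, 0, 0, 0, 0, 0.0]]])

```text
time: 3.37
position: [0.3502, -0.3285, 0.1179]
ee_rot: [0.003, -0.148, 0.989, -0.005]
ft_force: [-0.1, -0.2, 0.3]
gripper_width: 0.957
```

Request:
servo_tool(increments=[[[0, 0, 0, 0, 0, 0, 0], [0, 0, 0, 0, 0, 0, 0], [0, 0, 0, 0, 0, 0, 0], [0, 0, 0, 0, 0, 0, 0], [0, 0, 0, 0, 0, 0, 0], [0, 0, 0, 0, 0, 0, 0]]])

```text
time: 3.87
position: [0.3535, -0.3305, 0.122]
ee_rot: [0.004, -0.148, 0.989, -0.008]
ft_force: [-0.5, -0.3, 0.8]
gripper_width: 0.508
```

Run:
```python
from h import *; from plant import bot,cams
s=bot.observe();st(s)
c=cams.camera("scene");crop(c,90,100,150,110,5,"pics/s2.png")
```

```text
t 3.87 pos [ 0.3535 -0.3305  0.122 ] head -163.0 z [ 0.011 -0.014 -1.   ] F [-0.5 -0.3  0.8] w 0.0446 q6 [-0.89  0.32  1.89 -0.    0.91 -2.76]
```

View pics/s2.png

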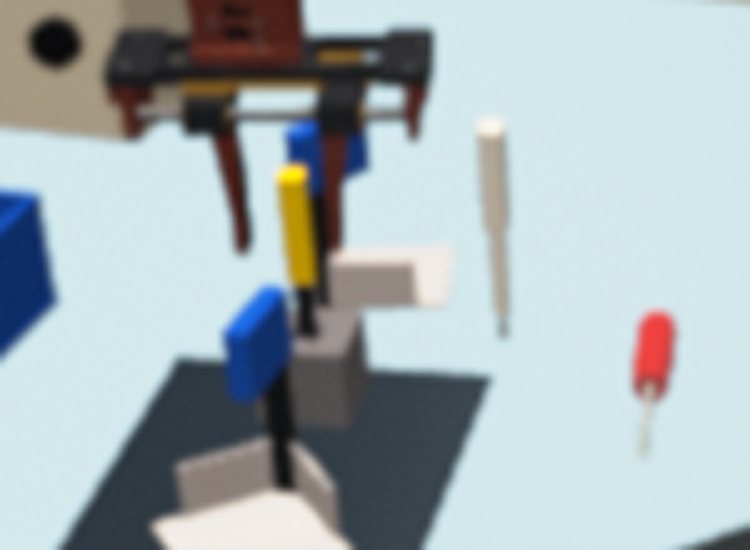

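Run:
```python
from h import *; from plant import bot
s=bot.observe();st(s)
rows(s,[([.3455,-.329,.116],TR(197.4),6)],.0)
```

```text
t 3.92 pos [ 0.3536 -0.3306  0.1221] head -163.0 z [ 0.011 -0.014 -1.   ] F [ 0.2 -0.3  0.4] w 0.0409 q6 [-0.89  0.32  1.89 -0.    0.91 -2.76]
[[0.001,0.001,0.001,-0.003,0.001,-0.001,0.0],[0.001,0.001,0.001,-0.003,0.001,-0.001,0.0],[0.001,0.001,0.001,-0.003,0.001,-0.001,0.0],[0.001,0.001,0.001,-0.003,0.001,-0.001,0.0],[0.001,0.001,0.001,-0.003,0.001,-0.001,0.0],[0.001,0.001,0.001,-0.003,0.001,-0.001,0.0]]
```

Request:
servo_tool(increments=[[[0.003, 0.0015, 0.002, -0.006, 0.002, 0, 0.03], [0.003, 0.0015, 0.002, -0.006, 0.002, 0, 0.03], [0.002, 0.001, 0.002, -0.003, 0.001, 0, 0.03], [0.002, 0.001, 0.001, -0.002, 0, 0, 0.03]]])

```text
time: 4.25
position: [0.3422, -0.3293, 0.1155]
ee_rot: [0.001, -0.148, 0.989, -0.0]
ft_force: [0.1, -1.0, 1.0]
gripper_width: 0.342
```

Run:
```python
from h import *; from plant import bot
s=bot.observe();st(s)
rows(s,[([.3455,-.329,.117],TR(197.4),1)],.0)
```

```text
t 4.25 pos [ 0.3422 -0.3293  0.1155] head -163.0 z [ 0.002  0.    -1.   ] F [ 0.1 -1.   1. ] w 0.03 q6 [-0.91  0.33  1.91  0.    0.9  -2.78]
[[-0.003,-0.001,-0.002,-0.001,0.002,-0.007,0.0]]
```

Request:
servo_tool(increments=[[[-0.002, 0, 0, 0, 0, -0.004, 0.0], [0, 0, 0, 0, 0, 0, 0.0], [0, 0, 0, 0, 0, 0, 0.0], [0, 0, 0, 0, 0, 0, 0.0], [0, 0, 0, 0, 0, 0, 0.0]]])

```text
time: 4.67
position: [0.3433, -0.3286, 0.1147]
ee_rot: [0.001, -0.149, 0.989, 0.001]
ft_force: [-0.1, -0.5, -0.0]
gripper_width: 0.181
```

Run:
```python
from h import *; from plant import bot
s=bot.observe();st(s)
rows(s,[([.3455,-.329,.20],TR(197.4),4),([.3455,-.22,.24],TR(197.4),4)],.0)
```

```text
t 4.67 pos [ 0.3433 -0.3286  0.1147] head -162.8 z [ 0.001  0.001 -1.   ] F [-0.1 -0.5 -0. ] w 0.0159 q6 [-0.91  0.33  1.91  0.    0.9  -2.78]
[[-0.001,-0.0,-0.021,0.0,0.0,-0.001,0.0],[-0.001,-0.0,-0.021,0.0,0.0,-0.001,0.0],[-0.0,-0.0,-0.021,0.0,0.0,-0.001,0.0],[-0.0,-0.0,-0.021,0.0,0.0,-0.001,0.0],[-0.008,0.026,-0.01,0.0,-0.0,0.0,0.0],[-0.008,0.026,-0.01,0.0,-0.0,0.0,0.0],[-0.008,0.026,-0.01,0.0,-0.0,0.0,0.0],[-0.008,0.026,-0.01,0.0,-0.0,0.0,0.0]]
```

Request:
servo_tool(increments=[[[0, 0, -0.015, 0, 0, 0, 0.0], [0, 0, -0.02, 0, 0, 0, 0.0], [0, 0, -0.02, 0, 0, 0, 0.0], [0, 0, -0.02, 0, 0, 0, 0.0], [0, 0, -0.02, 0, 0, 0, 0.0], [0, 0, -0.01, 0, 0, 0, 0.0]]])

```text
time: 5.17
position: [0.3424, -0.3279, 0.2213]
ee_rot: [-0.001, -0.15, 0.989, 0.002]
ft_force: [-0.1, -0.9, 0.1]
gripper_width: 0.184
```

Run:
```python
from h import *; from plant import bot,cams
s=bot.observe();st(s)
c=cams.camera("scene");crop(c,90,70,150,110,5,"pics/s3.png")
c=cams.camera("wrist");crop(c,150,150,220,180,3,"pics/w3.png")
rows(s,[([.45,-.15,.225],TR(197.4),9),([.45,.1,.225],TR(190),8),([.3875,.361,.2],TR(181),9)],.0)
```

```text
t 5.17 pos [ 0.3424 -0.3279  0.2213] head -162.8 z [-0.003  0.004 -1.   ] F [-0.1 -0.9  0.1] w 0.0161 q6 [-0.91  0.19  1.78  0.    1.18 -2.78]
[[-0.017,0.015,-0.0,0.001,-0.0,-0.0,0.0],[-0.017,0.015,-0.0,0.001,-0.0,-0.0,0.0],[-0.017,0.015,-0.0,0.001,-0.0,-0.0,0.0],[-0.017,0.015,-0.0,0.001,-0.0,-0.0,0.0],[-0.017,0.015,-0.0,0.001,-0.0,-0.0,0.0],[-0.017,0.015,-0.0,0.001,-0.0,-0.0,0.0],[-0.017,0.015,-0.0,0.001,-0.0,-0.0,0.0],[-0.017,0.015,-0.0,0.001,-0.0,-0.0,0.0],[-0.017,0.015,-0.0,0.001,-0.0,-0.0,0.0],[-0.009,0.03,-0.0,-0.0,0.0,0.016,0.0]]
[[-0.009,0.03,-0.0,-0.0,0.0,0.016,0.0],[-0.008,0.03,-0.0,-0.0,0.0,0.016,0.0],[-0.008,0.03,-0.0,-0.0,0.0,0.016,0.0],[-0.007,0.03,-0.0,-0.0,0.0,0.016,0.0],[-0.007,0.03,-0.0,-0.0,0.0,0.016,0.0],[-0.006,0.031,-0.0,-0.0,0.0,0.016,0.0],[-0.006,0.031,-0.0,-0.0,0.0,0.016,0.0],[0.002,0.03,0.003,0.0,-0.0,0.017,0.0],[0.002,0.03,0.003,0.0,-0.0,0.017,0.0],[0.003,0.03,0.003,0.0,-0.0,0.017,0.0]]
[[0.003,0.03,0.003,0.0,-0.0,0.017,0.0],[0.004,0.03,0.003,0.0,-0.0,0.017,0.0],[0.004,0.029,0.003,0.0,-0.0,0.017,0.0],[0.005,0.029,0.003,0.0,-0.0,0.017,0.0],[0.005,0.029,0.003,0.0,-0.0,0.017,0.0],[0.006,0.029,0.003,0.0,-0.0,0.017,0.0]]
```

View pics/s3.png

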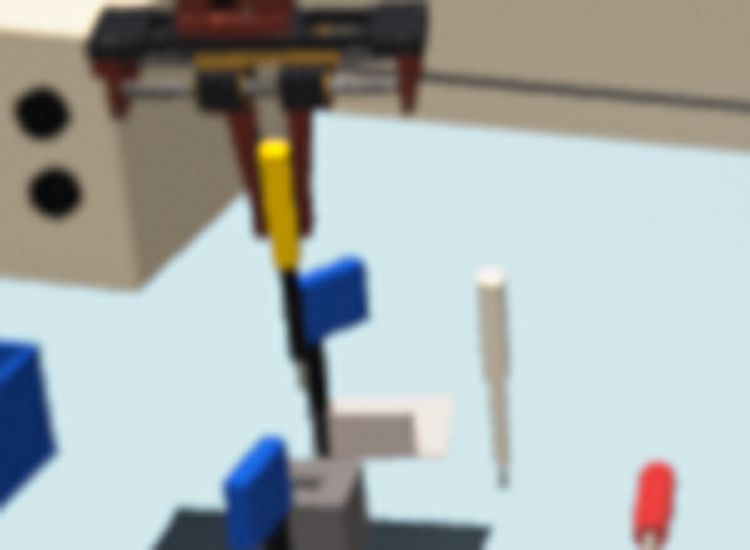

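View pics/w3.png

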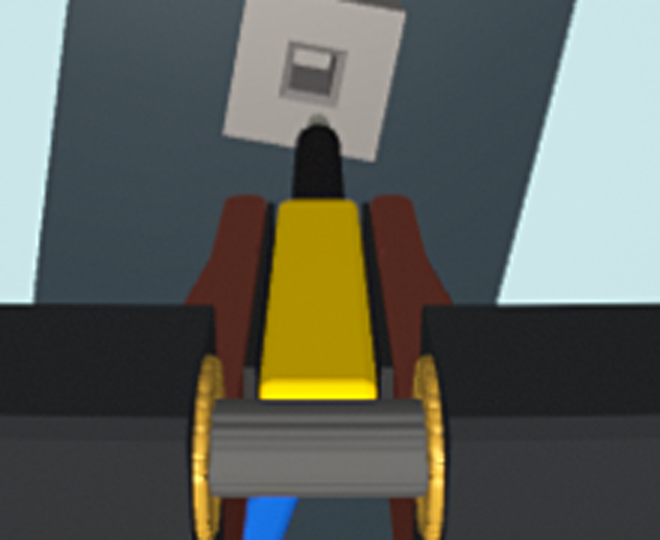

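```bash
cat >> h.py <<'E'
def tri(a,ua,b,ub):
    def ray(c,u):
        X,Y=und(c,u[0],u[1]);return c["extrinsics"][:3,3],c["extrinsics"][:3,:3]@np.array([X,Y,1.])
    o1,d1=ray(a,ua);o2,d2=ray(b,ub)
    A=np.stack([d1,-d2],1);t=np.linalg.lstsq(A,o2-o1,rcond=None)[0]
    p,q=o1+t[0]*d1,o2+t[1]*d2;return (p+q)/2,np.linalg.norm(p-q)
E
python3 - <<'E'
from h import *; from plant import bot,cams
a=cams.camera("scene");b=cams.camera("wrist")
s=bot.observe();st(s)
p,e=tri(a,(151.4,148),b,(256,189.3));print(p,e,rot(s).inv().apply(p-s["position"]))
p,e=tri(a,(90+274/5,70+148/5),b,(150+318/3,150+388/3));print(p,e,rot(s).inv().apply(p-s["position"]))
E
```

```text
t 5.37 pos [ 0.3417 -0.3271  0.2187] head -162.8 z [-0.004  0.006 -1.   ] F [ 0.4 -0.2 -0.2] w 0.0159 q6 [-0.91  0.19  1.78  0.    1.17 -2.78]
[ 0.34322132 -0.32492863  0.11212935] 0.0021300260052247574 [-0.00234021  0.00085957  0.10661541]
[ 0.33962914 -0.3286076   0.26149571] 0.001062054242373669 [ 0.00250822 -0.00051419 -0.04275444]
```

Request:
servo_tool(increments=[[[-0.017, 0.015, 0, 0.001, 0, 0, 0.0], [-0.017, 0.015, 0, 0.001, 0, 0, 0.0], [-0.017, 0.015, 0, 0.001, 0, 0, 0.0], [-0.017, 0.015, 0, 0, 0, 0, 0.0], [-0.017, 0.015, 0, 0, 0, 0, 0.0], [-0.017, 0.015, 0, 0, 0, 0, 0.0], [-0.017, 0.02, 0, 0, 0, 0, 0.0], [-0.017, 0.02, 0, 0, 0, 0, 0.0], [-0.017, 0.02, 0, 0, 0, 0, 0.0], [-0.009, 0.03, 0, 0, 0, 0.016, 0.0]]])

```text
time: 6.2
position: [0.4414, -0.0991, 0.2058]
ee_rot: [-0.009, -0.137, 0.99, 0.008]
ft_force: [0.1, 0.7, 0.9]
gripper_width: 0.181
```

Request:
servo_tool(increments=[[[-0.008, 0.03, 0, 0, 0, 0.016, 0.0], [-0.008, 0.03, 0, 0, 0, 0.016, 0.0], [-0.008, 0.03, 0, 0, 0, 0.016, 0.0], [-0.007, 0.03, 0, 0, 0, 0.016, 0.0], [-0.006, 0.03, 0, 0, 0, 0.016, 0.0], [-0.006, 0.03, 0, 0, 0, 0.016, 0.0], [-0.006, 0.03, 0, 0, 0, 0.016, 0.0], [0.002, 0.03, 0.003, 0, 0, 0.017, 0.0], [0.002, 0.03, 0.003, 0, 0, 0.017, 0.0], [0.003, 0.03, 0.003, 0, 0, 0.017, 0.0]]])

```text
time: 7.03
position: [0.4124, 0.2203, 0.1882]
ee_rot: [-0.022, -0.051, 0.998, 0.008]
ft_force: [0.6, 0.1, -0.1]
gripper_width: 0.186
```

Run:
```python
from h import *; from plant import bot,cams
s=bot.observe();st(s)
rows(s,[([.3875,.361,.18],TR(181),8)],.0)
```

```text
t 7.03 pos [0.4124 0.2203 0.1882] head -174.1 z [-0.044  0.014 -0.999] F [ 0.6  0.1 -0.1] w 0.0163 q6 [ 0.32  0.23  1.82  0.03  1.13 -1.37]
[[0.001,0.018,0.001,0.002,-0.005,0.011,0.0],[0.001,0.018,0.001,0.002,-0.005,0.011,0.0],[0.002,0.018,0.001,0.002,-0.005,0.011,0.0],[0.002,0.018,0.001,0.002,-0.005,0.011,0.0],[0.002,0.018,0.001,0.002,-0.005,0.011,0.0],[0.002,0.018,0.001,0.002,-0.005,0.011,0.0],[0.002,0.018,0.001,0.002,-0.005,0.011,0.0],[0.003,0.018,0.001,0.002,-0.005,0.011,0.0]]
```

Request:
servo_tool(increments=[[[0.003, 0.018, -0.003, 0.003, -0.006, 0.011, 0.0], [0.003, 0.018, -0.002, 0.003, -0.006, 0.011, 0.0], [0.002, 0.018, 0, 0.003, -0.006, 0.011, 0.0], [0.002, 0.018, 0, 0.002, -0.006, 0.011, 0.0], [0.002, 0.018, 0, 0.002, -0.006, 0.011, 0.0], [0.002, 0.018, 0, 0.002, -0.006, 0.011, 0.0], [0.002, 0.018, 0, 0.002, -0.005, 0.011, 0.0], [0.003, 0.012, 0, 0.002, -0.005, 0.011, 0.0], [0, 0, 0, 0, 0, 0, 0]]])

```text
time: 7.78
position: [0.3712, 0.3645, 0.1795]
ee_rot: [-0.009, -0.008, 1.0, -0.007]
ft_force: [0.4, 0.0, -0.4]
gripper_width: 0.181
```

Run:
```python
from h import *; from plant import bot,cams
s=bot.observe();st(s)
a=cams.camera("scene");b=cams.camera("wrist");t=cams.camera("top")
np.savez("w4.npz",**b);np.savez("s4.npz",**a);np.savez("t4.npz",**t)
cv2.imwrite("pics/w4.png",b["image"][:,:,::-1]);crop(t,80,120,120,120,5,"pics/t4.png")
s=bot.observe();st(s)
```

```text
t 7.78 pos [0.3712 0.3645 0.1795] head -179.1 z [-0.019 -0.013 -1.   ] F [ 0.4  0.  -0.4] w 0.0159 q6 [ 0.64  0.31  1.73  0.    1.13 -0.94]
t 7.93 pos [0.372  0.3622 0.18  ] head -179.2 z [-0.019 -0.014 -1.   ] F [ 0.4 -0.2 -1.1] w 0.0157 q6 [ 0.64  0.31  1.73 -0.    1.13 -0.95]
```

View pics/w4.png

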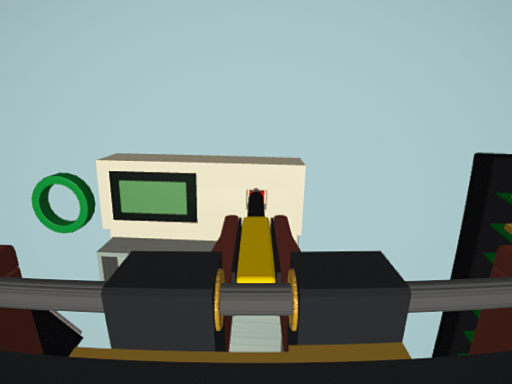

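View pics/t4.png

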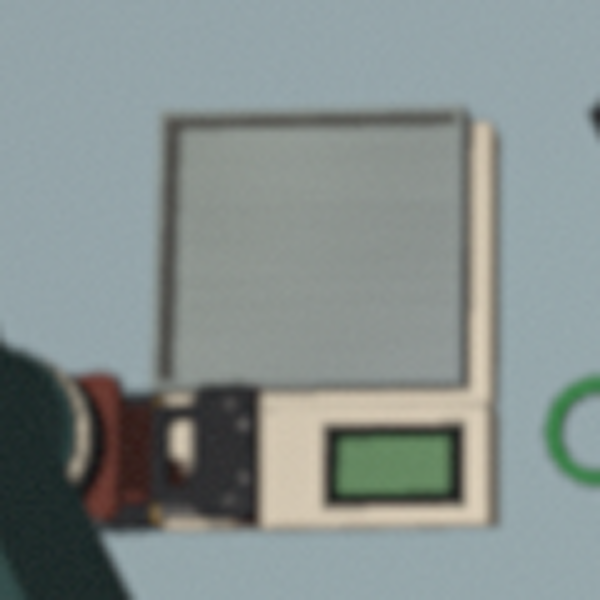

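Run:
```python
from h import *
b=dict(np.load("w4.npz"));crop(b,230,170,60,50,12,"pics/w4c.png")
print(proj(b,np.array([[.3875,.3616,.042]])))
for n,u,v in [("con LL",98,160.5),("con LR",304,163.5),("con UR",301,242),("con UL",104,240)]: print(n,onz(b,u,v,.045))
```

```text
[[255.69729778 197.58827394]]
con LL [0.35268061 0.20930986 0.045     ]
con LR [0.35246023 0.40633828 0.045     ]
con UR [0.43211779 0.40769922 0.045     ]
con UL [0.43553527 0.20615369 0.045     ]
```

View pics/w4c.png

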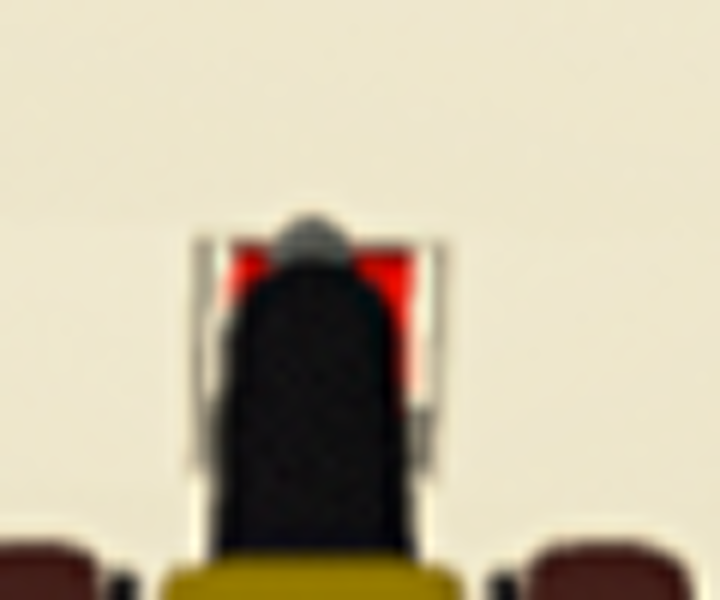

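Run:
```python
from h import *; from plant import bot
b=dict(np.load("w4.npz"));k=onz(b,256.6,199.6,.045);print(k)
s=bot.observe();o=np.array([-.0023,.0009,.1066])
print("tip",s["position"]+rot(s).apply(o))
Rt=TR(181);tgt=np.array([.3875,.361,.055])-Rt.apply(o);print(tgt)
rows(s,[(tgt+[0,0,.02],Rt,5)],0.)
```

```text
[0.38861034 0.36253179 0.045     ]
tip [0.37228994 0.36154322 0.07332626]
[0.38521606 0.36006    0.1616    ]
[[-0.003,-0.0,-0.0,-0.003,-0.004,-0.001,0.0],[-0.003,-0.0,-0.0,-0.003,-0.004,-0.001,0.0],[-0.003,-0.0,-0.0,-0.003,-0.004,-0.001,0.0],[-0.003,-0.0,-0.0,-0.003,-0.004,-0.001,0.0],[-0.003,-0.0,-0.0,-0.003,-0.004,-0.001,0.0]]
```

Request:
servo_tool(increments=[[[-0.003, -0.001, 0, -0.003, -0.004, 0, 0.0], [-0.003, 0, 0, -0.003, -0.004, 0, 0.0], [-0.003, 0, 0, -0.003, -0.004, 0, 0.0], [-0.003, 0, 0.002, -0.003, -0.004, 0, 0.0], [-0.002, 0, 0.004, -0.003, -0.004, 0, 0.0]]])

```text
time: 8.35
position: [0.3885, 0.3577, 0.1735]
ee_rot: [0.001, -0.006, 1.0, 0.001]
ft_force: [1.2, -0.3, -0.7]
gripper_width: 0.18
```

Run:
```python
from h import *; from plant import bot
s=bot.observe();o=np.array([-.0023,.0009,.1066]);st(s)
print("tip",s["position"]+rot(s).apply(o))
Rt=TR(181);tgt=np.array([.388,.362,.049])-Rt.apply(o);print(tgt)
rows(s,[(tgt,Rt,5)],0.)
```

```text
t 8.35 pos [0.3885 0.3577 0.1735] head -179.3 z [ 0.003  0.001 -1.   ] F [ 1.2 -0.3 -0.7] w 0.0158 q6 [ 0.61  0.32  1.74 -0.    1.09 -0.97]
tip [0.39110554 0.3587756  0.06688167]
[0.38571606 0.36106    0.1556    ]
[[0.001,0.001,0.004,0.0,0.001,-0.001,0.0],[0.001,0.001,0.004,0.0,0.001,-0.001,0.0],[0.001,0.001,0.004,0.0,0.001,-0.001,0.0],[0.001,0.001,0.004,0.0,0.001,-0.001,0.0],[0.001,0.001,0.004,0.0,0.001,-0.001,0.0]]
```

Request:
servo_tool(increments=[[[0.001, 0.001, 0.004, 0, 0, 0, 0.0], [0.001, 0.001, 0.003, 0, 0, 0, 0.0], [0.001, 0.001, 0.003, 0, 0, 0, 0.0], [0, 0, 0.003, 0, 0, 0, 0.0], [0, 0, 0, 0, 0, 0, 0.0]]])

```text
time: 8.77
position: [0.3855, 0.3598, 0.1581]
ee_rot: [0.001, -0.005, 1.0, 0.0]
ft_force: [-0.1, -0.1, 0.0]
gripper_width: 0.175
```

Run:
```python
from h import *; from plant import bot,cams
s=bot.observe();o=np.array([-.0023,.0009,.1066]);st(s)
print("tip",s["position"]+rot(s).apply(o))
b=cams.camera("wrist");crop(b,230,170,60,50,12,"pics/w5c.png")
s=bot.observe();st(s)
```

```text
t 8.77 pos [0.3855 0.3598 0.1581] head -179.4 z [ 0.002  0.001 -1.   ] F [-0.1 -0.1  0. ] w 0.0154 q6 [ 0.62  0.33  1.75 -0.    1.05 -0.96]
tip [0.38800565 0.36081111 0.05152904]
t 8.82 pos [0.3855 0.3599 0.1583] head -179.4 z [ 0.002  0.001 -1.   ] F [-1.5 -0.3 -0.8] w 0.016 q6 [ 0.62  0.33  1.75 -0.    1.05 -0.96]
```

View pics/w5c.png

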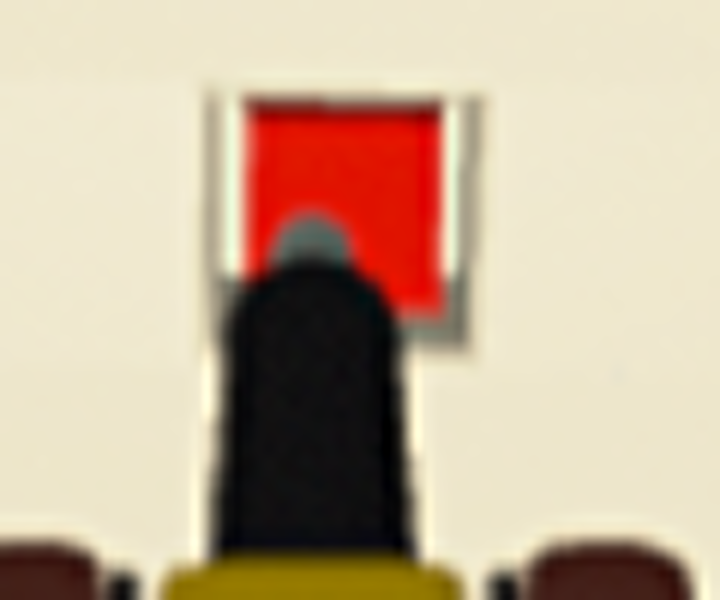

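Request:
servo_tool(increments=[[[0, 0.002, 0.002, 0, 0, 0, 0.0], [0, 0, 0.003, 0, 0, 0, 0.0], [0, 0, 0.003, 0, 0, 0, 0.0], [0, 0, 0.002, 0, 0, 0, 0.0]]])

```text
time: 9.15
position: [0.3858, 0.3629, 0.1481]
ee_rot: [0.002, -0.005, 1.0, 0.001]
ft_force: [-0.3, -0.7, -0.4]
gripper_width: 0.18
```

Request:
servo_tool(increments=[[[0, 0, 0.002, 0, 0, 0, 0.0], [0, 0, 0.002, 0, 0, 0, 0.0]]])

```text
time: 9.32
position: [0.3858, 0.3629, 0.1439]
ee_rot: [0.002, -0.005, 1.0, 0.001]
ft_force: [-0.9, -0.5, 2.7]
gripper_width: 0.179
```

Request:
servo_tool(increments=[[[0, 0, 0.002, 0, 0, 0, 0.0], [0, 0, 0.002, 0, 0, 0, 0.0]]])

```text
time: 9.48
position: [0.3868, 0.3631, 0.1426]
ee_rot: [0.003, -0.006, 1.0, 0.001]
ft_force: [-3.9, -4.2, 24.4]
gripper_width: 0.179
```

Request:
servo_tool(increments=[[[0, 0, 0.002, 0, 0, 0, 0.0], [0, 0, 0.002, 0, 0, 0, 0.0]]])

```text
time: 9.65
position: [0.3877, 0.363, 0.1425]
ee_rot: [0.004, -0.006, 1.0, 0.001]
ft_force: [-4.0, -3.0, 19.8]
gripper_width: 0.181
```

Run:
```python
from h import *; from plant import bot,cams
b=cams.camera("wrist");crop(b,90,150,220,110,3.6,"pics/w6c.png")
s=bot.observe();st(s)
```

```text
t 9.7 pos [0.3878 0.363  0.1425] head -179.3 z [ 0.008  0.002 -1.   ] F [-3.1 -4.1 19. ] w 0.0158 q6 [ 0.62  0.36  1.77 -0.    1.01 -0.96]
```

View pics/w6c.png

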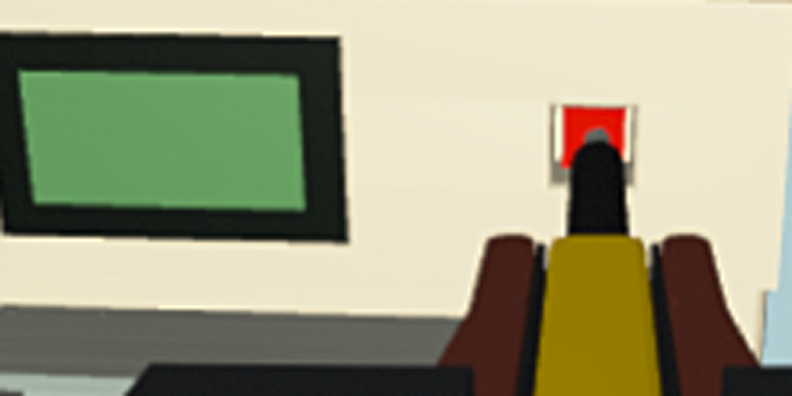

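Request:
servo_tool(increments=[[[0, 0, -0.005, 0, 0, 0, 0.0], [0, 0, -0.01, 0, 0, 0, 0.0], [0, 0, -0.02, 0, 0, 0, 0.0], [0, 0, -0.02, 0, 0, 0, 0.0], [0, 0, -0.02, 0, 0, 0, 0.0]]])

```text
time: 10.12
position: [0.3848, 0.3609, 0.2179]
ee_rot: [0.001, -0.006, 1.0, -0.001]
ft_force: [-0.6, -0.1, -0.7]
gripper_width: 0.181
```

Run:
```python
from h import *; from plant import bot,cams
b=cams.camera("wrist");crop(b,90,130,220,120,3.6,"pics/w7c.png")
s=bot.observe();st(s)
rows(s,[([.44,.1,.235],TR(190),9),([.44,-.15,.235],TR(197),8),([.3433,-.3286,.235],TR(197.2),8)],0.)
```

```text
t 10.17 pos [0.3869 0.3625 0.2221] head -179.3 z [ 0.008  0.002 -1.   ] F [0.6 0.7 2. ] w 0.0159 q6 [ 0.62  0.26  1.68 -0.    1.19 -0.96]
[[-0.006,-0.029,-0.001,0.0,0.001,-0.018,0.0],[-0.005,-0.029,-0.001,0.0,0.001,-0.018,0.0],[-0.005,-0.029,-0.001,0.0,0.001,-0.018,0.0],[-0.004,-0.029,-0.001,0.0,0.001,-0.018,0.0],[-0.003,-0.03,-0.001,0.0,0.001,-0.018,0.0],[-0.003,-0.03,-0.001,0.0,0.001,-0.018,0.0],[-0.002,-0.03,-0.001,0.0,0.001,-0.018,0.0],[-0.002,-0.03,-0.001,0.0,0.001,-0.018,0.0],[-0.001,-0.03,-0.001,0.0,0.001,-0.018,0.0],[0.005,-0.031,-0.0,-0.0,0.0,-0.015,0.0]]
[[0.006,-0.031,-0.0,-0.0,0.0,-0.015,0.0],[0.006,-0.031,-0.0,-0.0,0.0,-0.015,0.0],[0.007,-0.03,-0.0,-0.0,0.0,-0.015,0.0],[0.007,-0.03,-0.0,-0.0,0.0,-0.015,0.0],[0.008,-0.03,-0.0,-0.0,0.0,-0.015,0.0],[0.008,-0.03,-0.0,-0.0,0.0,-0.015,0.0],[0.009,-0.03,-0.0,-0.0,0.0,-0.015,0.0],[0.018,-0.018,0.0,-0.0,-0.0,-0.0,0.0],[0.018,-0.018,0.0,-0.0,-0.0,-0.0,0.0],[0.018,-0.018,0.0,-0.0,-0.0,-0.0,0.0]]
[[0.018,-0.018,0.0,-0.0,-0.0,-0.0,0.0],[0.018,-0.018,0.0,-0.0,-0.0,-0.0,0.0],[0.018,-0.018,0.0,-0.0,-0.0,-0.0,0.0],[0.018,-0.018,0.0,-0.0,-0.0,-0.0,0.0],[0.018,-0.018,0.0,-0.0,-0.0,-0.0,0.0]]
```

View pics/w7c.png

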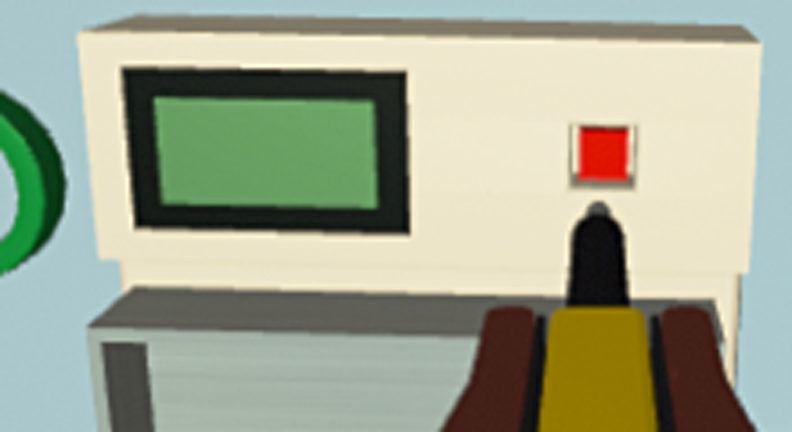

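Request:
servo_tool(increments=[[[-0.006, -0.029, -0.002, 0, 0.001, -0.018, 0.0], [-0.005, -0.029, -0.002, 0, 0.001, -0.018, 0.0], [-0.005, -0.029, -0.002, 0, 0.001, -0.018, 0.0], [-0.004, -0.029, -0.002, 0, 0.001, -0.018, 0.0], [-0.003, -0.03, -0.002, 0, 0.001, -0.018, 0.0], [-0.003, -0.03, -0.002, 0, 0.001, -0.018, 0.0], [-0.002, -0.03, -0.002, 0, 0, -0.018, 0.0], [-0.002, -0.03, -0.001, 0, 0, -0.018, 0.0], [0, -0.03, -0.001, 0, 0, -0.018, 0.0], [0.005, -0.03, 0, 0, 0, -0.015, 0.0]]])

```text
time: 11.0
position: [0.4458, 0.0645, 0.2408]
ee_rot: [0.007, -0.103, 0.995, 0.004]
ft_force: [0.5, -0.2, -0.2]
gripper_width: 0.181
```

Request:
servo_tool(increments=[[[0.005, -0.03, 0, 0, 0, -0.015, 0.0], [0.006, -0.03, 0, 0, 0, -0.015, 0.0], [0.007, -0.03, 0, 0, 0, -0.015, 0.0], [0.007, -0.03, 0, 0, 0, -0.015, 0.0], [0.008, -0.03, 0, 0, 0, -0.015, 0.0], [0.008, -0.03, 0, 0, 0, -0.015, 0.0], [0.01, -0.03, 0, 0, 0, -0.015, 0.0]]])

```text
time: 11.58
position: [0.4485, -0.1626, 0.239]
ee_rot: [0.009, -0.158, 0.987, 0.003]
ft_force: [1.2, -0.1, 0.2]
gripper_width: 0.179
```

Run:
```python
from h import *; from plant import bot,cams
s=bot.observe();st(s)
rows(s,[([.3433,-.3286,.23],TR(197.2),8)],0.)
```

```text
t 11.58 pos [ 0.4485 -0.1626  0.239 ] head -161.8 z [ 0.017  0.009 -1.   ] F [ 1.2 -0.1  0.2] w 0.0157 q6 [-0.51  0.17  1.76  0.02  1.2  -2.4 ]
[[0.019,-0.016,0.001,0.0,0.002,0.002,0.0],[0.019,-0.016,0.001,0.0,0.002,0.002,0.0],[0.019,-0.016,0.001,0.0,0.002,0.002,0.0],[0.019,-0.016,0.001,0.0,0.002,0.002,0.0],[0.019,-0.016,0.001,0.0,0.002,0.002,0.0],[0.019,-0.016,0.001,0.0,0.002,0.002,0.0],[0.019,-0.016,0.001,0.0,0.002,0.002,0.0],[0.019,-0.016,0.001,0.0,0.002,0.002,0.0]]
```

Request:
servo_tool(increments=[[[0.019, -0.016, 0.001, 0, 0.002, 0.002, 0.0], [0.019, -0.016, 0.001, 0, 0.002, 0.002, 0.0], [0.019, -0.016, 0.001, 0, 0.002, 0.002, 0.0], [0.019, -0.016, 0.001, 0, 0.002, 0.002, 0.0], [0.019, -0.016, 0.001, 0, 0.002, 0.002, 0.0], [0.018, -0.016, 0.001, 0, 0.002, 0.002, 0.0], [0.016, -0.016, 0.001, 0, 0.002, 0.002, 0.0], [0.008, -0.008, 0, 0, 0.002, 0.002, 0.0], [0, 0, 0, 0, 0, 0, 0]]])

```text
time: 12.33
position: [0.3505, -0.3337, 0.2291]
ee_rot: [0.002, -0.147, 0.989, -0.001]
ft_force: [-0.1, 0.4, -0.5]
gripper_width: 0.18
```

Run:
```python
from h import *; from plant import bot,cams
a=cams.camera("scene");b=cams.camera("wrist")
np.savez("w8.npz",**b);np.savez("s8.npz",**a)
crop(a,90,70,150,110,5,"pics/s8.png");crop(b,150,150,220,180,3,"pics/w8.png")
s=bot.observe();st(s)
```

```text
t 12.43 pos [ 0.3512 -0.3317  0.2291] head -163.0 z [ 0.005  0.001 -1.   ] F [-0.  -0.7 -0.7] w 0.0157 q6 [-0.9   0.19  1.76  0.    1.19 -2.77]
```

View pics/s8.png

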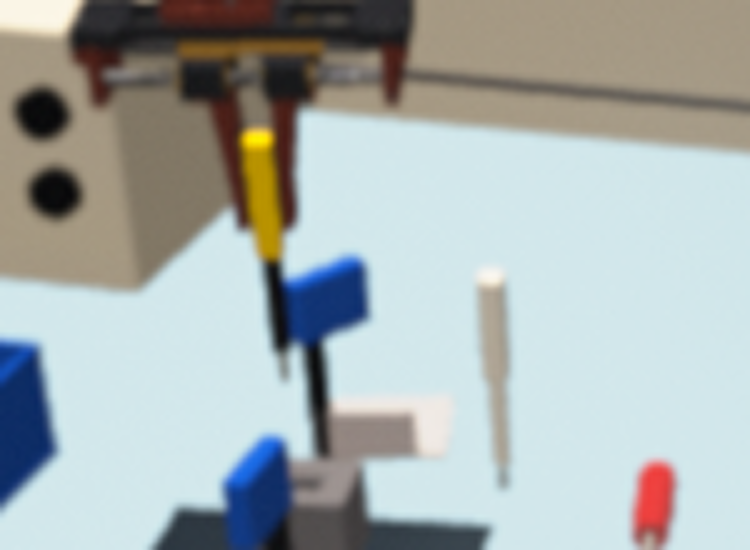

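View pics/w8.png

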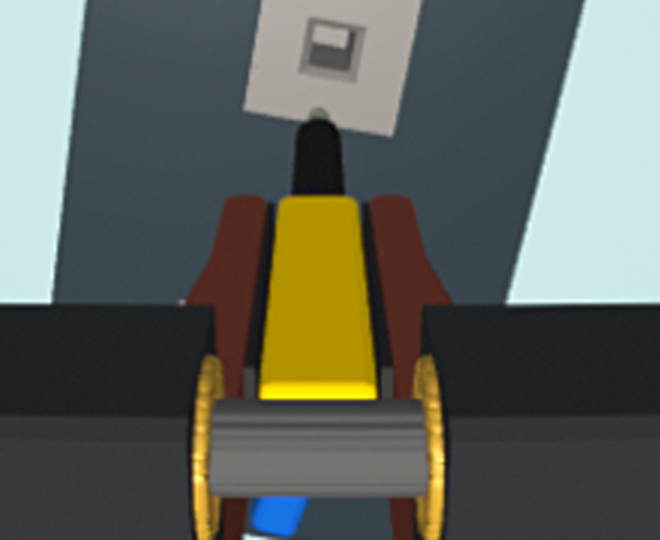

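Run:
```python
from h import *; from plant import bot,cams
a=dict(np.load("s8.npz"));b=dict(np.load("w8.npz"));s=bot.observe()
p,e=tri(a,(147.2,146),b,(256,187.0));o=rot(s).inv().apply(p-s["position"]);print(p,e,o)
h=onz(b,150+332.5/3,150+48.5/3,.054);print("hole",h)
for u,v in [(300,73),(360,83),(366,24),(310,16)]: print(onz(b,150+u/3,150+v/3,.054))
```

```text
[ 0.35120768 -0.33230991  0.12189737] 0.0004471965593602218 [ 0.00073273 -0.00047211  0.1071607 ]
hole [ 0.34615182 -0.3282665   0.054     ]
[ 0.35813508 -0.33678949  0.054     ]
[ 0.3554101  -0.31505403  0.054     ]
[ 0.33422298 -0.31952154  0.054     ]
[ 0.33723814 -0.33932718  0.054     ]
```

Run:
```python
from h import *; from plant import bot,cams
s=bot.observe();o=np.array([-.0005,0,.107]);Rt=TR(197.2)
rows(s,[(np.array([.3464,-.3283,.061])-Rt.apply(o),Rt,6)],0.)
```

```text
[[0.001,0.001,0.01,-0.0,0.001,-0.001,0.0],[0.001,0.001,0.01,-0.0,0.001,-0.001,0.0],[0.001,0.001,0.01,-0.0,0.001,-0.001,0.0],[0.001,0.001,0.01,-0.0,0.001,-0.001,0.0],[0.001,0.001,0.01,-0.0,0.001,-0.001,0.0],[0.001,0.001,0.01,-0.0,0.001,-0.001,0.0]]
```

Request:
servo_tool(increments=[[[0.001, 0.001, 0.01, 0, 0.001, -0.001, 0.0], [0.001, 0.001, 0.01, 0, 0.001, -0.001, 0.0], [0.001, 0.001, 0.01, 0, 0.001, -0.001, 0.0], [0.001, 0.001, 0.01, 0, 0.001, -0.001, 0.0], [0.001, 0.001, 0.01, 0, 0.001, -0.001, 0.0], [0, 0, 0.006, 0, 0, 0, 0.0], [0, 0, 0, 0, 0, 0, 0]]])

```text
time: 13.02
position: [0.3485, -0.3192, 0.1682]
ee_rot: [0.001, -0.154, 0.988, 0.001]
ft_force: [-0.0, 0.7, -0.6]
gripper_width: 0.18
```

Run:
```python
from h import *; from plant import bot,cams
a=cams.camera("scene");b=cams.camera("wrist")
np.savez("w9.npz",**b);np.savez("s9.npz",**a)
crop(a,115,110,80,60,8,"pics/s9.png");crop(b,206,130,100,100,6,"pics/w9.png")
s=bot.observe();st(s)
```

```text
t 13.12 pos [ 0.3488 -0.32    0.1692] head -162.2 z [ 0.002  0.001 -1.   ] F [-0.3 -0.3 -0.4] w 0.0157 q6 [-0.89  0.25  1.85  0.    1.04 -2.77]
```

View pics/s9.png

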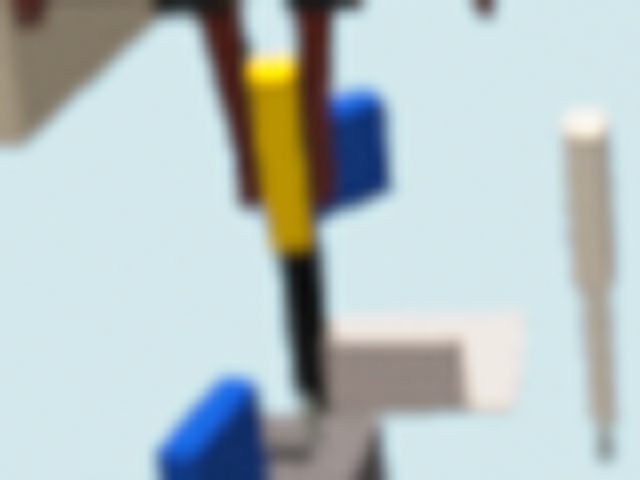

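View pics/w9.png

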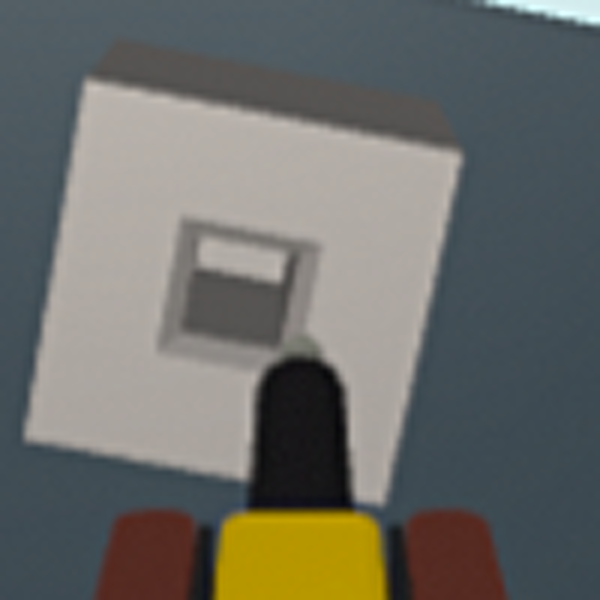

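Request:
servo_tool(increments=[[[0.002, -0.003, 0, 0, 0, 0, 0.0], [0.002, -0.003, 0, 0, 0, 0, 0.0], [0, 0, 0, 0, 0, 0, 0.0]]])

```text
time: 13.37
position: [0.348, -0.3279, 0.1705]
ee_rot: [0.002, -0.155, 0.988, -0.001]
ft_force: [-0.3, -0.3, -0.1]
gripper_width: 0.179
```

Run:
```python
from h import *; from plant import bot,cams
b=cams.camera("wrist");np.savez("w9.npz",**b)
crop(b,206,130,100,100,6,"pics/w10.png")
s=bot.observe();st(s)
```

```text
t 13.42 pos [ 0.3481 -0.3278  0.1706] head -162.2 z [ 0.004 -0.001 -1.   ] F [ 0.8 -1.   0.1] w 0.0157 q6 [-0.9   0.25  1.84  0.    1.04 -2.79]
```

View pics/w10.png

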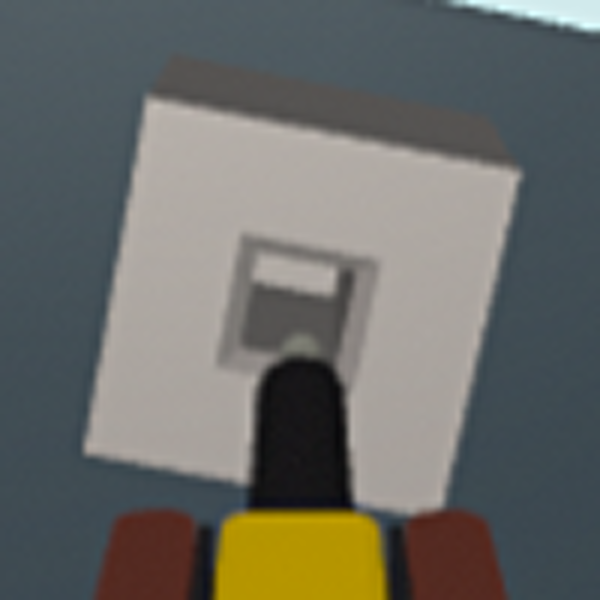

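Run:
```python
from h import *; from plant import bot,cams
b=dict(np.load("w9.npz"));s=bot.observe();print(onz(b,255.9,182,.054))
tp=onz(b,256,130+345/6,s["position"][2]-.107);print("tip",tp)
```

```text
[ 0.34637937 -0.32804049  0.054     ]
tip [ 0.34857632 -0.32722381  0.06357998]
```

Request:
servo_tool(increments=[[[0.002, 0, 0.004, 0, 0.001, 0, 0.0], [0.001, 0, 0.005, 0, 0.001, 0, 0.0], [0, 0, 0.005, 0, 0, 0, 0.0]]])

```text
time: 13.67
position: [0.3458, -0.3304, 0.1573]
ee_rot: [0.002, -0.154, 0.988, -0.003]
ft_force: [-0.0, -0.3, -1.2]
gripper_width: 0.177
```

Run:
```python
from h import *; from plant import bot,cams
b=cams.camera("wrist");np.savez("w9.npz",**b)
crop(b,206,130,100,100,6,"pics/w11.png")
s=bot.observe();st(s)
```

```text
t 13.72 pos [ 0.3454 -0.3299  0.1563] head -162.2 z [ 0.004 -0.003 -1.   ] F [-0.4 -0.1 -0.5] w 0.0159 q6 [-0.91  0.27  1.86  0.    1.   -2.79]
```

View pics/w11.png

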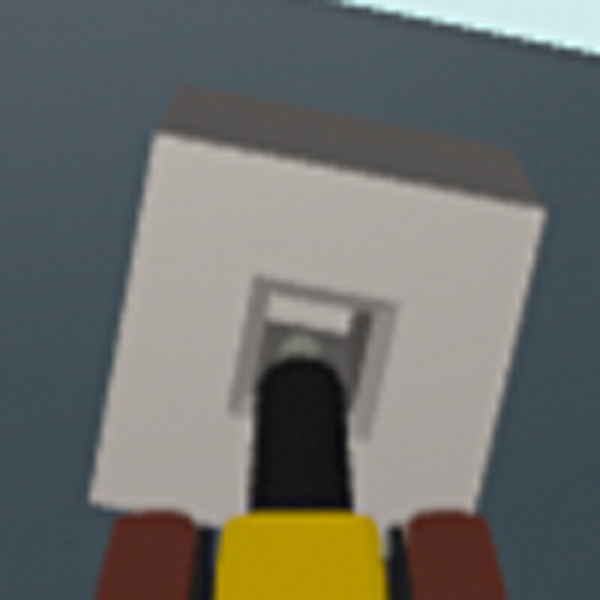

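Request:
servo_tool(increments=[[[-0.001, 0.0015, 0.003, -0.002, 0.001, 0, 0.0], [-0.0005, 0.0005, 0.005, -0.001, 0.001, 0, 0.0], [0, 0, 0.005, 0, 0, 0, 0.0]]])

```text
time: 13.97
position: [0.3461, -0.3273, 0.1421]
ee_rot: [0.0, -0.154, 0.988, -0.0]
ft_force: [-0.4, -1.0, -0.2]
gripper_width: 0.18
```

Run:
```python
from h import *; from plant import bot,cams
b=cams.camera("wrist");np.savez("w9.npz",**b)
crop(b,206,130,100,100,6,"pics/w12.png")
s=bot.observe();st(s)
```

```text
t 14.02 pos [ 0.3457 -0.3268  0.1412] head -162.3 z [-0.     0.001 -1.   ] F [-0.3  0.3 -2. ] w 0.0155 q6 [-0.9   0.29  1.88  0.    0.97 -2.78]
```

View pics/w12.png

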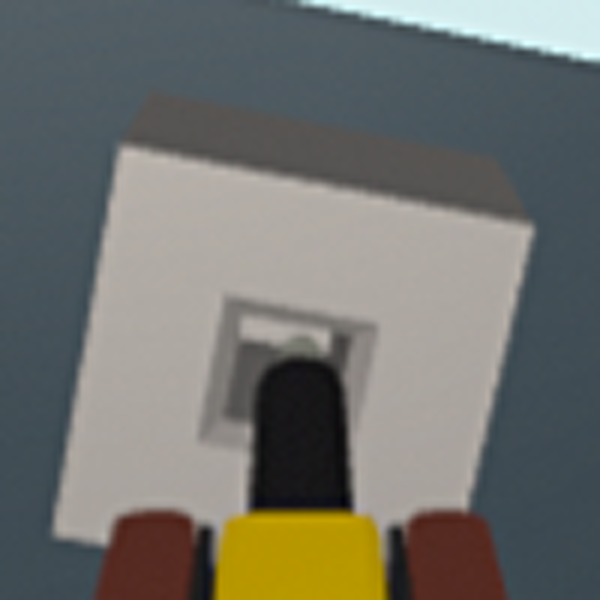

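Request:
servo_tool(increments=[[[0, -0.001, 0.001, 0, 0, 0, 0.0], [0, 0, 0.003, 0, 0, 0, 0.0], [0, 0, 0.004, 0, 0, 0, 0.0]]])

```text
time: 14.27
position: [0.3463, -0.328, 0.1324]
ee_rot: [-0.0, -0.154, 0.988, 0.0]
ft_force: [0.3, -0.6, -0.1]
gripper_width: 0.183
```

Request:
servo_tool(increments=[[[0, 0, 0.004, 0, 0, 0, 0.0], [0, 0, 0.005, 0, 0, 0, 0.0]]])

```text
time: 14.43
position: [0.3465, -0.3282, 0.1229]
ee_rot: [0.0, -0.154, 0.988, -0.0]
ft_force: [-0.5, 0.1, -0.4]
gripper_width: 0.181
```

Request:
servo_tool(increments=[[[0, 0, 0.003, 0, 0, 0, 0.0], [0, 0, 0.002, 0, 0, 0, 0.0], [0, 0, 0.001, 0, 0, 0, 0.0]]])

```text
time: 14.68
position: [0.3462, -0.3279, 0.1152]
ee_rot: [-0.0, -0.154, 0.988, 0.0]
ft_force: [0.2, -0.3, -0.7]
gripper_width: 0.184
```

Release; then rise.

Request:
servo_tool(increments=[[[0, 0, 0, 0, 0, 0, 0.04], [0, 0, 0, 0, 0, 0, 0.04], [0, 0, 0, 0, 0, 0, 0.04], [0, 0, 0, 0, 0, 0, 0.05], [0, 0, 0, 0, 0, 0, 0.05]]])

```text
time: 15.1
position: [0.3463, -0.328, 0.1153]
ee_rot: [-0.0, -0.154, 0.988, 0.0]
ft_force: [-0.6, -0.6, 0.3]
gripper_width: 0.515
```

Request:
servo_tool(increments=[[[0, 0, -0.01, 0, 0, 0, 0.05], [0, 0, -0.02, 0, 0, 0, 0.06], [0, 0, -0.03, 0, 0, 0, 0.0878], [0, 0, -0.03, 0, 0, 0, 0.0878], [0, 0, -0.03, 0, 0, 0, 0.0878], [0, 0, -0.02, 0, 0, 0, 0.0878]]])

```text
time: 15.6
position: [0.3436, -0.3246, 0.2565]
ee_rot: [-0.003, -0.154, 0.988, 0.006]
ft_force: [1.1, -1.1, 0.4]
gripper_width: 0.912
```

Run:
```python
from h import *; from plant import bot,cams
s=bot.observe();st(s)
a=cams.camera("scene");crop(a,90,100,150,110,5,"pics/s13.png")
t=cams.camera("top");crop(t,90,80,200,160,4,"pics/t13.png")
rows(s,[([.43,-.1,.25],TR(145),10),([.40,.025,.2],TR(91),10)],.0878)
```

```text
t 15.6 pos [ 0.3436 -0.3246  0.2565] head -162.2 z [-0.008  0.01  -1.   ] F [ 1.1 -1.1  0.4] w 0.0801 q6 [-0.9   0.16  1.73  0.    1.27 -2.78]
[[-0.015,0.019,0.001,0.001,-0.001,0.092,0.0878],[-0.013,0.02,0.001,0.001,-0.001,0.092,0.0878],[-0.011,0.021,0.001,0.001,-0.001,0.092,0.0878],[-0.009,0.022,0.001,0.001,-0.001,0.092,0.0878],[-0.007,0.023,0.001,0.001,-0.001,0.092,0.0878],[-0.005,0.023,0.001,0.001,-0.001,0.092,0.0878],[-0.003,0.024,0.001,0.001,-0.001,0.092,0.0878],[-0.001,0.024,0.001,0.001,-0.001,0.092,0.0878],[0.001,0.024,0.001,0.001,-0.001,0.092,0.0878],[0.004,0.024,0.001,0.001,-0.001,0.092,0.0878]]
[[0.01,0.009,0.005,-0.0,0.0,0.094,0.0878],[0.01,0.008,0.005,-0.0,0.0,0.094,0.0878],[0.011,0.007,0.005,-0.0,0.0,0.094,0.0878],[0.012,0.005,0.005,-0.0,0.0,0.094,0.0878],[0.012,0.004,0.005,-0.0,0.0,0.094,0.0878],[0.012,0.003,0.005,-0.0,0.0,0.094,0.0878],[0.013,0.002,0.005,-0.0,0.0,0.094,0.0878],[0.013,0.001,0.005,-0.0,0.0,0.094,0.0878],[0.013,-0.0,0.005,-0.0,0.0,0.094,0.0878],[0.013,-0.002,0.005,-0.0,0.0,0.094,0.0878]]
```

View pics/s13.png

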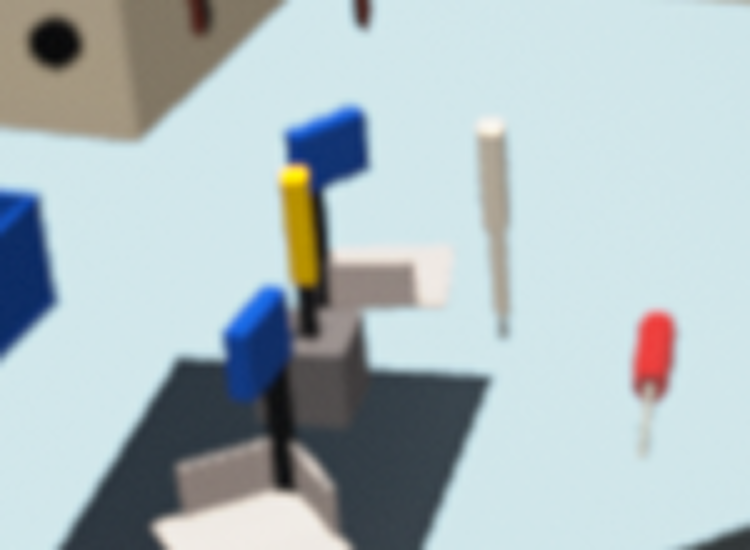

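View pics/t13.png

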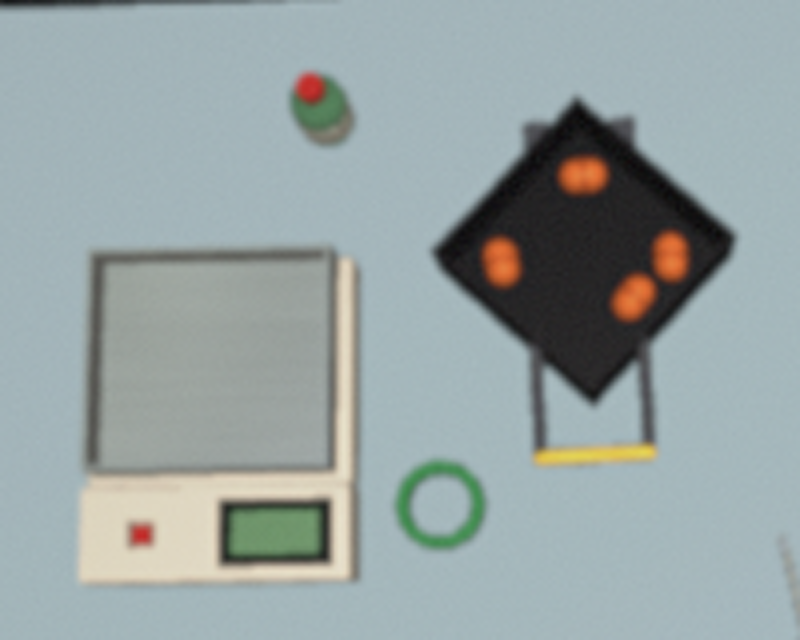

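Request:
servo_tool(increments=[[[-0.015, 0.019, 0.001, 0.001, -0.001, 0.092, 0.0878], [-0.013, 0.02, 0.001, 0.001, -0.001, 0.092, 0.0878], [-0.011, 0.021, 0.001, 0.001, -0.001, 0.092, 0.07], [-0.009, 0.022, 0.001, 0.001, -0.001, 0.092, 0.032], [-0.007, 0.023, 0.001, 0.001, -0.001, 0.092, 0.032], [-0.005, 0.023, 0.001, 0.001, -0.001, 0.092, 0.032], [-0.003, 0.024, 0.001, 0.001, -0.001, 0.092, 0.032], [-0.001, 0.024, 0.001, 0.001, -0.001, 0.092, 0.032], [0.001, 0.024, 0.001, 0.001, -0.001, 0.092, 0.032], [0.004, 0.024, 0.001, 0.001, -0.001, 0.092, 0.032]]])

```text
time: 16.53
position: [0.432, -0.0969, 0.2401]
ee_rot: [-0.0, 0.324, 0.946, -0.003]
ft_force: [-0.5, -0.9, -0.6]
gripper_width: 0.432
```

Run:
```python
from h import *; from plant import bot,cams
s=bot.observe();st(s)
rows(s,[([.4366,.0235,.18],TR(91.4),10)],.032)
```

```text
t 16.53 pos [ 0.432  -0.0969  0.2401] head 142.2 z [-0.003 -0.005 -1.   ] F [-0.5 -0.9 -0.6] w 0.0379 q6 [-0.37  0.12  1.82 -0.01  1.21 -1.28]
[[0.007,0.01,0.006,-0.0,0.0,0.089,0.032],[0.008,0.009,0.006,-0.0,0.0,0.089,0.032],[0.009,0.008,0.006,-0.0,0.0,0.089,0.032],[0.009,0.008,0.006,-0.0,0.0,0.089,0.032],[0.01,0.007,0.006,-0.0,0.0,0.089,0.032],[0.011,0.006,0.006,-0.0,0.0,0.089,0.032],[0.011,0.005,0.006,-0.0,0.0,0.089,0.032],[0.011,0.004,0.006,-0.0,0.0,0.089,0.032],[0.012,0.003,0.006,-0.0,0.0,0.089,0.032],[0.012,0.002,0.006,-0.0,0.0,0.089,0.032]]
```

Request:
servo_tool(increments=[[[0.007, 0.01, 0.006, 0, 0, 0.089, 0.032], [0.008, 0.009, 0.006, 0, 0, 0.089, 0.032], [0.009, 0.008, 0.006, 0, 0, 0.089, 0.032], [0.009, 0.008, 0.006, 0, 0, 0.089, 0.032], [0.01, 0.007, 0.006, 0, 0, 0.089, 0.032], [0.011, 0.006, 0.006, 0, 0, 0.089, 0.032], [0.011, 0.005, 0.006, 0, 0, 0.089, 0.032], [0.011, 0.004, 0.006, 0, 0, 0.089, 0.032], [0.012, 0.003, 0.006, 0, 0, 0.089, 0.032], [0.012, 0.002, 0.006, 0, 0, 0.089, 0.032]]])

```text
time: 17.37
position: [0.4338, 0.0345, 0.1679]
ee_rot: [-0.004, 0.715, 0.699, -0.006]
ft_force: [-1.2, -0.2, 0.9]
gripper_width: 0.366
```

Run:
```python
from h import *; from plant import bot,cams
s=bot.observe();st(s)
b=cams.camera("wrist");np.savez("w14.npz",**b);cv2.imwrite("pics/w14.png",b["image"][:,:,::-1])
rows(s,[([.4366,.0235,.10],TR(91.4),5)],.032)
print(proj(b,np.array([[.4366,.0235,.057],[.4366,.0635,.057],[.4366,-.0165,.057]])))
```

```text
t 17.37 pos [0.4338 0.0345 0.1679] head 88.8 z [-0.014 -0.002 -1.   ] F [-1.2 -0.2  0.9] w 0.0321 q6 [-0.08  0.21  1.92 -0.    1.03 -0.05]
[[-0.002,0.001,0.014,-0.003,0.0,-0.009,0.032],[-0.002,0.001,0.014,-0.003,0.0,-0.009,0.032],[-0.002,0.001,0.014,-0.003,0.0,-0.009,0.032],[-0.002,0.001,0.014,-0.003,0.0,-0.009,0.032],[-0.002,0.001,0.014,-0.003,0.0,-0.009,0.032]]
[[262.71617171 196.0146678 ]
 [261.93751579 151.19936217]
 [263.41469471 237.40884505]]
```

View pics/w14.png

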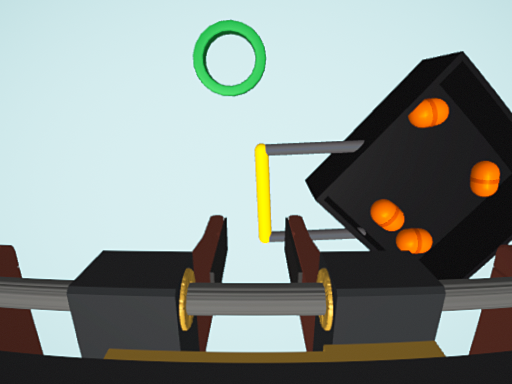

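Request:
servo_tool(increments=[[[-0.002, 0.001, 0.014, -0.003, 0, -0.009, 0.032], [-0.002, 0.001, 0.014, -0.003, 0, -0.009, 0.032], [-0.002, 0.001, 0.014, -0.003, 0, -0.009, 0.032], [-0.002, 0, 0.014, -0.003, 0, -0.009, 0.032], [-0.001, 0, 0.012, 0, 0, -0.005, 0.032], [0, 0, 0, 0, 0, 0, 0.032]]])

```text
time: 17.92
position: [0.4319, 0.0275, 0.093]
ee_rot: [-0.003, 0.697, 0.717, -0.003]
ft_force: [-0.1, -0.1, -0.0]
gripper_width: 0.364
```

Run:
```python
from h import *; from plant import bot,cams
s=bot.observe();st(s)
b=cams.camera("wrist");np.savez("w15.npz",**b);crop(b,180,100,180,160,4,"pics/w15.png")
rows(s,[([.4366,.0235,.047],TR(91.4),5)],.032)
```

```text
t 17.92 pos [0.4319 0.0275 0.093 ] head 91.7 z [-0.008 -0.    -1.   ] F [-0.1 -0.1 -0. ] w 0.032 q6 [-0.1   0.32  2.01 -0.    0.82 -0.12]
[[-0.001,0.001,0.009,-0.002,0.0,0.001,0.032],[-0.001,0.001,0.009,-0.002,0.0,0.001,0.032],[-0.001,0.001,0.009,-0.002,0.0,0.001,0.032],[-0.001,0.001,0.009,-0.002,0.0,0.001,0.032],[-0.001,0.001,0.009,-0.002,0.0,0.001,0.032]]
```

View pics/w15.png

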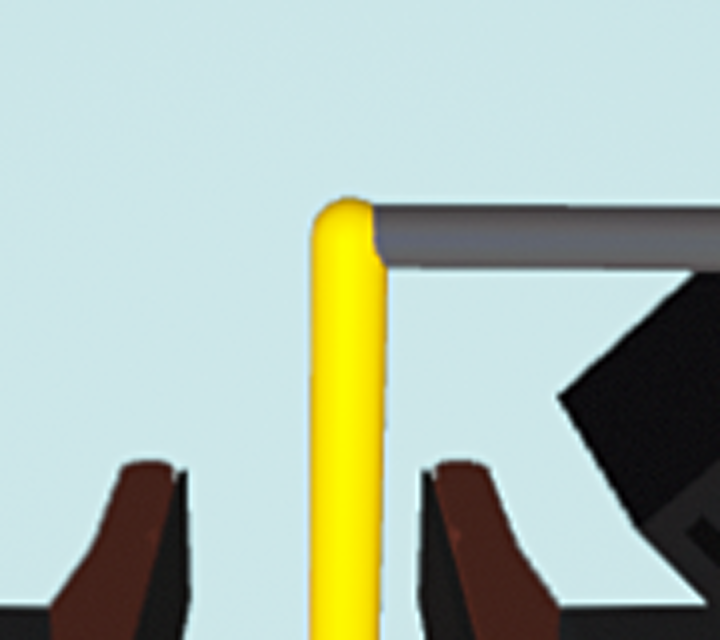

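Request:
servo_tool(increments=[[[-0.001, 0.003, 0.005, -0.002, 0, 0, 0.032], [-0.001, 0.002, 0.008, -0.002, 0, 0, 0.032], [-0.001, 0, 0.01, -0.002, 0, 0, 0.032], [0, 0, 0.01, 0, 0, 0, 0.032], [0, 0, 0.01, 0, 0, 0, 0.032], [0, 0, 0.002, 0, 0, 0, 0.02], [0, 0, 0, 0, 0, 0, 0.0], [0, 0, 0, 0, 0, 0, 0.0]]])

```text
time: 18.63
position: [0.4405, 0.0235, 0.0479]
ee_rot: [0.002, 0.696, 0.718, 0.001]
ft_force: [-8.5, -1.9, 5.3]
gripper_width: 0.178
```

Request:
servo_tool(increments=[[[0, 0, 0, 0, 0, 0, 0.0], [0, 0, 0, 0, 0, 0, 0.0], [0, 0, 0, 0, 0, 0, 0.0]]])

```text
time: 18.88
position: [0.4386, 0.0235, 0.0479]
ee_rot: [0.001, 0.695, 0.719, -0.0]
ft_force: [-0.3, -1.1, -8.5]
gripper_width: 0.127
```

Run:
```python
from h import *; from plant import bot,cams
s=bot.observe();st(s)
```

```text
t 18.88 pos [0.4386 0.0235 0.0479] head 91.9 z [ 0.    -0.001 -1.   ] F [-0.3 -1.1 -8.5] w 0.0112 q6 [-0.1   0.41  2.04 -0.    0.69 -0.13]
```

Request:
servo_tool(increments=[[[0, 0.002, -0.0085, 0, 0, 0, 0.0], [0, 0.002, -0.0085, 0, 0, 0, 0.0], [0, 0.0025, -0.0085, 0, 0, 0, 0.0], [0, 0.003, -0.0083, 0, 0, 0, 0.0], [0, 0.003, -0.0082, 0, 0, 0, 0.0]]])

```text
time: 19.3
position: [0.4487, 0.0237, 0.0898]
ee_rot: [-0.002, 0.695, 0.719, -0.002]
ft_force: [0.4, -1.3, -10.1]
gripper_width: 0.127
```

Run:
```python
from h import *; from plant import bot,cams
s=bot.observe();st(s)
```

```text
t 19.3 pos [0.4487 0.0237 0.0898] head 91.9 z [-0.005 -0.001 -1.   ] F [  0.4  -1.3 -10.1] w 0.0111 q6 [-0.1   0.34  1.98 -0.    0.82 -0.13]
```

Request:
servo_tool(increments=[[[0, 0.0035, -0.008, -0.001, 0, 0, 0.0], [0, 0.0035, -0.008, -0.001, 0, 0, 0.0], [0, 0.004, -0.0075, 0, 0, 0, 0.0], [0, 0.004, -0.0075, 0, 0, 0, 0.0], [0, 0.0045, -0.0072, 0, 0, 0, 0.0], [0, 0.0045, -0.007, 0, 0, 0, 0.0]]])

```text
time: 19.8
position: [0.469, 0.0242, 0.1369]
ee_rot: [-0.004, 0.695, 0.719, -0.005]
ft_force: [-1.2, -1.7, -10.6]
gripper_width: 0.128
```

Run:
```python
from h import *; from plant import bot,cams
s=bot.observe();st(s)
```

```text
t 19.8 pos [0.469  0.0242 0.1369] head 91.9 z [-0.012 -0.002 -1.   ] F [ -1.2  -1.7 -10.6] w 0.0113 q6 [-0.09  0.3   1.89 -0.    0.97 -0.12]
```

Request:
servo_tool(increments=[[[0, 0.0045, -0.006, -0.001, 0, 0, 0.0], [0, 0.003, -0.004, -0.001, 0, 0, 0.0]]])

```text
time: 19.97
position: [0.4744, 0.0245, 0.147]
ee_rot: [-0.005, 0.695, 0.719, -0.006]
ft_force: [-0.0, -2.1, -41.5]
gripper_width: 0.129
```

Request:
servo_tool(increments=[[[0, 0.001, -0.003, 0, 0, 0, 0.0], [0, 0.001, -0.003, 0, 0, 0, 0.0]]])

```text
time: 20.13
position: [0.4743, 0.0248, 0.149]
ee_rot: [-0.007, 0.695, 0.719, -0.008]
ft_force: [5.3, -1.6, -40.1]
gripper_width: 0.125
```

Run:
```python
from h import *; from plant import bot,cams
s=bot.observe();st(s)
```

```text
t 20.13 pos [0.4743 0.0248 0.149 ] head 91.9 z [-0.022 -0.002 -1.   ] F [  5.3  -1.6 -40.1] w 0.011 q6 [-0.09  0.29  1.85 -0.    1.02 -0.12]
```

Request:
servo_tool(increments=[[[0, 0, 0.001, 0, 0, 0, 0.0], [0, 0, 0, 0, 0, 0, 0.034], [0, 0, 0, 0, 0, 0, 0.034], [0, 0, 0, 0, 0, 0, 0.034], [0, 0, 0, 0, 0, 0, 0.034], [0, 0, -0.01, 0, 0, 0, 0.034], [0, 0, -0.02, 0, 0, 0, 0.034], [0, 0, -0.03, 0, 0, 0, 0.034], [0, 0, -0.03, 0, 0, 0, 0.034]]])

```text
time: 20.88
position: [0.4797, 0.0259, 0.2433]
ee_rot: [-0.006, 0.695, 0.719, -0.005]
ft_force: [0.5, 0.6, -0.2]
gripper_width: 0.384
```

Run:
```python
from h import *; from plant import bot,cams
s=bot.observe();st(s)
b=cams.camera("wrist");np.savez("w16.npz",**b);cv2.imwrite("pics/w16.png",b["image"][:,:,::-1])
c=cams.camera("scene");np.savez("s16.npz",**c);crop(c,190,160,230,140,3.4,"pics/s16.png")
rows(s,[([.43,-.12,.26],TR(140),10),([.43,-.307,.28],TR(180),9)],.05)
```

```text
t 20.88 pos [0.4797 0.0259 0.2433] head 91.9 z [-0.016  0.001 -1.   ] F [ 0.5  0.6 -0.2] w 0.0337 q6 [-0.09  0.18  1.73 -0.    1.25 -0.12]
[[-0.014,-0.005,-0.002,-0.001,-0.001,-0.084,0.05],[-0.014,-0.007,-0.002,-0.001,-0.001,-0.084,0.05],[-0.013,-0.008,-0.002,-0.001,-0.001,-0.084,0.05],[-0.013,-0.009,-0.002,-0.001,-0.001,-0.084,0.05],[-0.012,-0.01,-0.002,-0.001,-0.001,-0.084,0.05],[-0.011,-0.011,-0.002,-0.001,-0.001,-0.084,0.05],[-0.01,-0.012,-0.002,-0.001,-0.001,-0.084,0.05],[-0.009,-0.013,-0.002,-0.001,-0.001,-0.084,0.05],[-0.008,-0.013,-0.002,-0.001,-0.001,-0.084,0.05],[-0.007,-0.014,-0.002,-0.001,-0.001,-0.084,0.05]]
[[-0.013,-0.016,-0.002,0.0,0.0,-0.078,0.05],[-0.012,-0.017,-0.002,0.0,0.0,-0.078,0.05],[-0.011,-0.018,-0.002,0.0,0.0,-0.078,0.05],[-0.009,-0.019,-0.002,0.0,0.0,-0.078,0.05],[-0.008,-0.019,-0.002,0.0,0.0,-0.078,0.05],[-0.006,-0.02,-0.002,0.0,0.0,-0.078,0.05],[-0.005,-0.02,-0.002,0.0,0.0,-0.078,0.05],[-0.003,-0.021,-0.002,0.0,0.0,-0.078,0.05],[-0.002,-0.021,-0.002,0.0,0.0,-0.078,0.05]]
```

View pics/w16.png

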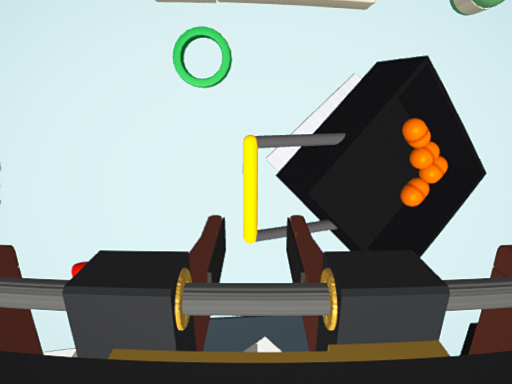

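View pics/s16.png

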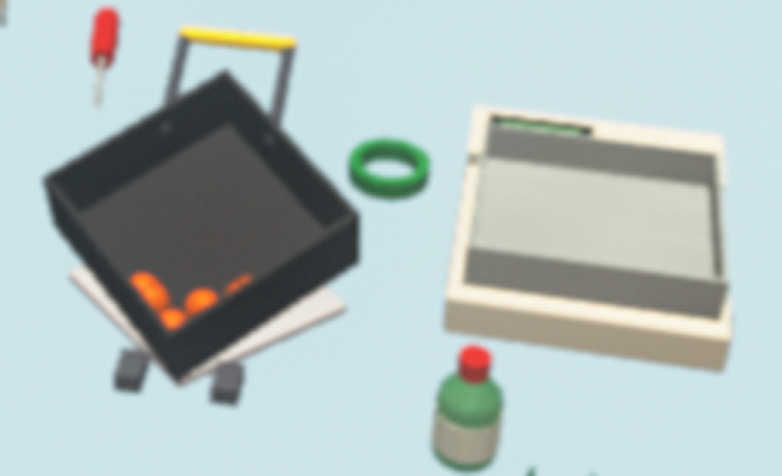

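Request:
servo_tool(increments=[[[-0.014, -0.005, -0.002, -0.001, -0.001, -0.084, 0.05], [-0.014, -0.007, -0.002, -0.001, -0.001, -0.084, 0.05], [-0.013, -0.008, -0.002, -0.001, -0.001, -0.084, 0.05], [-0.013, -0.009, -0.002, -0.001, -0.001, -0.084, 0.05], [-0.012, -0.01, -0.002, -0.001, -0.001, -0.084, 0.05], [-0.011, -0.011, -0.002, -0.001, -0.001, -0.084, 0.05], [-0.01, -0.012, -0.002, -0.001, -0.001, -0.084, 0.05], [-0.009, -0.013, -0.002, -0.001, -0.001, -0.084, 0.05], [-0.008, -0.013, -0.002, -0.001, -0.001, -0.084, 0.05], [-0.007, -0.014, -0.002, -0.001, -0.001, -0.084, 0.05]]])

```text
time: 21.82
position: [0.4376, -0.1249, 0.2746]
ee_rot: [0.013, 0.321, 0.947, 0.001]
ft_force: [-0.2, 0.3, 0.5]
gripper_width: 0.565
```

Request:
servo_tool(increments=[[[-0.013, -0.016, -0.002, 0, 0, -0.078, 0.05], [-0.012, -0.017, -0.002, 0, 0, -0.078, 0.05], [-0.011, -0.018, -0.002, 0, 0, -0.078, 0.05], [-0.009, -0.019, -0.002, 0, 0, -0.078, 0.05], [-0.008, -0.019, -0.002, 0, 0, -0.078, 0.05], [-0.006, -0.02, -0.002, 0, 0, -0.078, 0.05], [-0.005, -0.02, -0.002, 0, 0, -0.078, 0.05], [-0.003, -0.02, -0.002, 0, 0, -0.078, 0.05], [-0.002, -0.02, -0.002, 0, 0, -0.078, 0.05]]])

```text
time: 22.57
position: [0.4465, -0.3178, 0.2978]
ee_rot: [0.015, -0.043, 0.999, -0.004]
ft_force: [0.4, 0.5, 0.4]
gripper_width: 0.567
```

Run:
```python
from h import *; from plant import bot,cams
s=bot.observe();st(s)
b=cams.camera("wrist");np.savez("w17.npz",**b);cv2.imwrite("pics/w17.png",b["image"][:,:,::-1])
c=b
hsv=cv2.cvtColor(c["image"],cv2.COLOR_RGB2HSV);H,S,V=[hsv[...,i].astype(int) for i in range(3)]
P=cloud(c);m=(H>100)&(H<125)&(S>150)&(V>60)
q=P[m];t=q[(q[:,2]>.128)&(abs(q[:,1]+.307)<.08)&(q[:,0]>.35)];print(len(t),t.mean(0),t.min(0),t.max(0));
print(cv2.minAreaRect((t[:,:2]*1000).astype(np.float32)))
```

```text
t 22.57 pos [ 0.4465 -0.3178  0.2978] head -175.1 z [ 0.03  -0.007 -1.   ] F [0.4 0.5 0.4] w 0.0498 q6 [-0.76  0.21  1.55  0.02  1.35 -2.42]
739 [ 0.45694658 -0.30690016  0.13470004] [ 0.430555   -0.31441245  0.12800638] [ 0.48647286 -0.29895177  0.13716014]
((458.4872131347656, -306.8555908203125), (15.15807819366455, 55.82486343383789), 89.0453872680664)
```

View pics/w17.png

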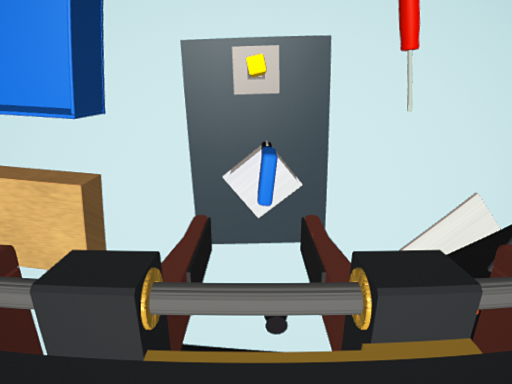

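Run:
```python
from h import *; from plant import bot,cams
s=bot.observe();st(s)
rows(s,[([.4585,-.307,.19],TR(179),6),([.4585,-.307,.097],TR(179),5)],.05)
```

```text
t 22.62 pos [ 0.4475 -0.3221  0.2984] head -174.8 z [ 0.032 -0.012 -0.999] F [ 2.6 -3.7  0.9] w 0.0502 q6 [-0.76  0.21  1.55  0.01  1.35 -2.42]
[[-0.001,0.003,0.018,-0.002,0.005,0.018,0.05],[-0.002,0.003,0.018,-0.002,0.005,0.018,0.05],[-0.002,0.003,0.018,-0.002,0.005,0.018,0.05],[-0.002,0.003,0.018,-0.002,0.005,0.018,0.05],[-0.002,0.003,0.018,-0.002,0.005,0.018,0.05],[-0.002,0.003,0.018,-0.002,0.005,0.018,0.05],[0.0,0.0,0.019,-0.0,0.0,0.0,0.05],[0.0,0.0,0.019,-0.0,0.0,-0.0,0.05],[0.0,0.0,0.019,-0.0,0.0,0.0,0.05],[0.0,0.0,0.019,-0.0,0.0,0.0,0.05]]
[[0.0,0.0,0.019,-0.0,0.0,0.0,0.05]]
```

Request:
servo_tool(increments=[[[-0.001, 0.003, 0.018, -0.002, 0.005, 0.018, 0.05], [-0.002, 0.003, 0.018, -0.002, 0.005, 0.018, 0.05], [-0.002, 0.003, 0.018, -0.002, 0.005, 0.018, 0.05], [-0.002, 0.003, 0.018, -0.002, 0.005, 0.018, 0.05], [-0.002, 0.003, 0.015, -0.002, 0.005, 0.018, 0.05], [-0.002, 0.003, 0.01, -0.002, 0.005, 0.018, 0.05], [0, 0, 0, 0, 0, 0, 0.05]]])

```text
time: 23.2
position: [0.4621, -0.3075, 0.2007]
ee_rot: [0.004, 0.016, 1.0, -0.003]
ft_force: [0.1, -0.0, -0.2]
gripper_width: 0.566
```

Run:
```python
from h import *; from plant import bot,cams
s=bot.observe();st(s)
b=cams.camera("wrist");crop(b,150,100,220,190,3,"pics/w18.png")
s=bot.observe()
rows(s,[([.4585,-.307,.097],TR(179),6)],.05)
```

```text
t 23.2 pos [ 0.4621 -0.3075  0.2007] head 178.2 z [ 0.007 -0.006 -1.   ] F [ 0.1 -0.  -0.2] w 0.0497 q6 [-0.71  0.32  1.65  0.    1.16 -2.25]
[[0.001,0.0,0.017,-0.001,0.001,-0.002,0.05],[0.001,0.0,0.017,-0.001,0.001,-0.002,0.05],[0.001,0.0,0.017,-0.001,0.001,-0.002,0.05],[0.001,0.0,0.017,-0.001,0.001,-0.002,0.05],[0.001,0.0,0.017,-0.001,0.001,-0.002,0.05],[0.001,0.0,0.017,-0.001,0.001,-0.002,0.05]]
```

View pics/w18.png

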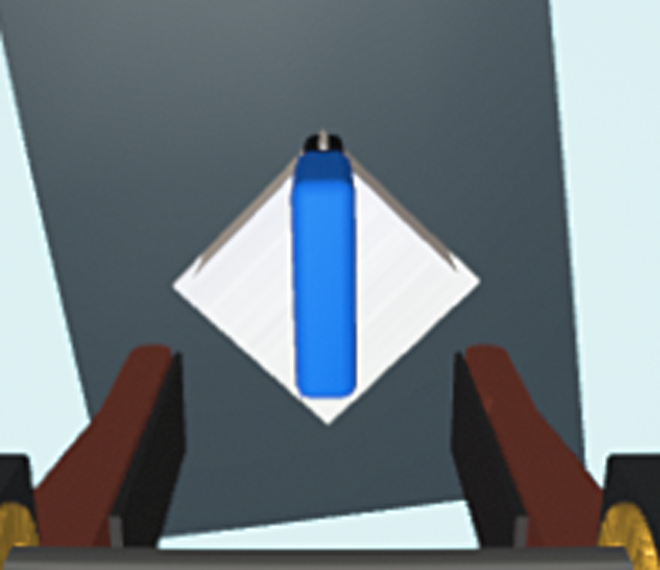

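Aligned well with the scoop on the mat (blue grip between the fingers). Descend and close.

Request:
servo_tool(increments=[[[0.001, 0, 0.017, -0.001, 0.001, -0.002, 0.05], [0.001, 0, 0.017, -0.001, 0.001, -0.002, 0.05], [0.001, 0, 0.017, -0.001, 0.001, -0.002, 0.05], [0.001, 0, 0.017, -0.001, 0.001, -0.002, 0.05], [0.001, 0, 0.017, -0.001, 0.001, -0.002, 0.05], [0.001, 0, 0.014, 0, 0, 0, 0.03], [0, 0, 0, 0, 0, 0, 0.03]]])

```text
time: 23.83
position: [0.4619, -0.313, 0.1079]
ee_rot: [0.008, 0.009, 1.0, -0.006]
ft_force: [-0.1, -0.9, 0.7]
gripper_width: 0.455
```

Run:
```python
from h import *; from plant import bot,cams
s=bot.observe();st(s)
rows(s,[([.4585,-.307,.097],TR(179),1)],.05)
```

```text
t 23.83 pos [ 0.4619 -0.313   0.1079] head 179.0 z [ 0.016 -0.013 -1.   ] F [-0.1 -0.9  0.7] w 0.0399 q6 [-0.72  0.43  1.75  0.    0.94 -2.27]
[[0.004,0.006,0.011,-0.012,0.016,-0.001,0.05]]
```

Request:
servo_tool(increments=[[[0.001, 0.003, 0.005, -0.007, 0.009, 0, 0.03], [0.001, 0.002, 0.005, -0.005, 0.006, 0, 0.03], [0.001, 0.001, 0.002, -0.002, 0.002, 0, 0.03]]])

```text
time: 24.08
position: [0.4606, -0.3083, 0.0984]
ee_rot: [0.001, 0.009, 1.0, -0.0]
ft_force: [-0.1, -0.0, -0.6]
gripper_width: 0.34
```

Run:
```python
from h import *; from plant import bot,cams
s=bot.observe();st(s)
rows(s,[([.4585,-.307,.097],TR(179),1)],.05)
```

```text
t 24.08 pos [ 0.4606 -0.3083  0.0984] head 179.0 z [ 0.002 -0.001 -1.   ] F [-0.1 -0.  -0.6] w 0.0298 q6 [-0.72  0.45  1.75  0.    0.94 -2.27]
[[0.002,0.001,0.001,-0.0,0.002,-0.001,0.05]]
```

Request:
servo_tool(increments=[[[0.001, 0.001, 0.001, 0, 0.001, 0, 0.0], [0, 0, 0, 0, 0, 0, 0.0], [0, 0, 0, 0, 0, 0, 0.0], [0, 0, 0, 0, 0, 0, 0.0], [0, 0, 0, 0, 0, 0, 0.0]]])

```text
time: 24.5
position: [0.4605, -0.3075, 0.0991]
ee_rot: [0.001, 0.009, 1.0, -0.001]
ft_force: [0.8, -0.6, -1.7]
gripper_width: 0.184
```

Run:
```python
from h import *; from plant import bot,cams
s=bot.observe();st(s)
c=dict(np.load("w16.npz"))
# choke positions & tote geometry
hsv=cv2.cvtColor(c["image"],cv2.COLOR_RGB2HSV);H,S,V=[hsv[...,i].astype(int) for i in range(3)]
m=(H>=5)&(H<20)&(S>150)&(V>120)&(np.arange(512)[None]>380);P=cloud(c)
q=P[m];print("orange",q.min(0),q.max(0))
crop(c,370,80,100,150,5,"pics/w16c.png")
# tote frame
th=np.radians(1.4);ex=np.array([np.cos(th),np.sin(th),0]);ey=np.array([-np.sin(th),np.cos(th),0])
ctr=np.array([.5916,.0276,0.005]);piv=ctr+.113*ex-[0,0,.005]
a=.38;X=np.cos(a)*ex-np.sin(a)*np.array([0,0,1]);Z=np.sin(a)*ex+np.cos(a)*np.array([0,0,1])
ti=piv-.113*X+.005*Z;corner=ti+.106*X
print("piv",piv,"tote_in",ti,"corner",corner)
L=(q-ti)@np.stack([X,ey,Z],1);print(L.min(0),L.max(0))
np.savez("tote.npz",X=X,Y=ey,Z=Z,ti=ti,corner=corner,piv=piv)
# rim corners projected into w16 & s16
s16=dict(np.load("s16.npz"))
for n,l in [("far rim in",[.106,0,.06]),("corner",[.106,0,0]),("left rim",[0,.106,.06]),("right rim",[0,-.106,.06]),("near rim",[-.106,0,.06])]:
    w=ti+l[0]*X+l[1]*ey+l[2]*Z;print(n,w.round(4),"wrist",proj(c,w).round(1),"scene",proj(s16,w).round(1))
```

```text
t 24.5 pos [ 0.4605 -0.3075  0.0991] head 179.0 z [ 0.003 -0.002 -1.   ] F [ 0.8 -0.6 -1.7] w 0.0162 q6 [-0.71  0.45  1.75  0.    0.94 -2.27]
orange [nan nan nan] [nan nan nan]
piv [0.70456627 0.03036084 0.        ] tote_in [0.60151254 0.02784226 0.04655734] corner [0.69992161 0.03024732 0.00723977]
[nan nan nan] [nan nan nan]
far rim in [0.7222 0.0308 0.063 ] wrist [474.4 171.8] scene [239.3 260. ]
corner [0.6999 0.0302 0.0072] wrist [431.1 161.7] scene [241.3 272.2]
left rim [0.6212 0.1344 0.1023] wrist [419.7  66.1] scene [292.1 225.9]
right rim [ 0.6264 -0.0776  0.1023] wrist [392.  274.6] scene [204.5 215.6]
near rim [0.5254 0.026  0.1416] wrist [313.1 189.3] scene [255.3 185.3]
```

View pics/w16c.png

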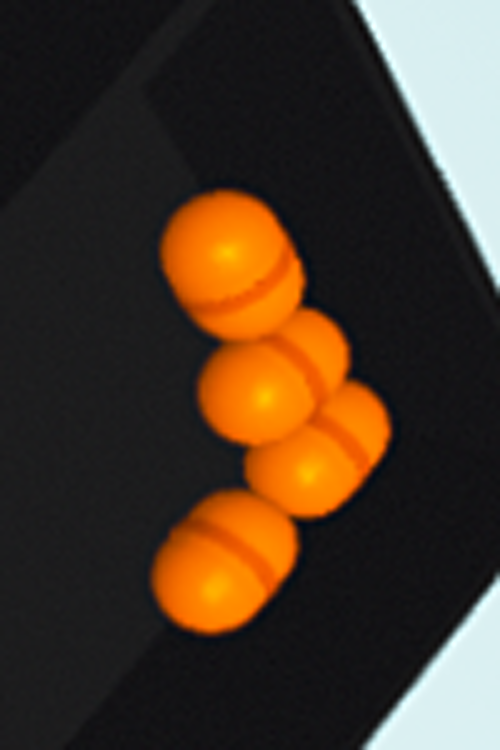

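Run:
```python
from h import *
c=dict(np.load("w16.npz"));T=np.load("tote.npz")
X,Y,Z,ti=T["X"],T["Y"],T["Z"],T["ti"]
E=c["extrinsics"]
for n,u,v in [("A",416,133),("B",424.5,155),("C",433.5,170),("D",415.5,192.5)]:
    x,y=und(c,u,v);d=E[:3,:3]@np.array([x,y,1]);o=E[:3,3]
    t=((ti+.0125*Z-o)@Z)/(d@Z);p=o+t*d;l=[(p-ti)@X,(p-ti)@Y]
    w=[(.106-l[0])/2**.5+ l[1]/2**.5,(.106-l[0])/2**.5- l[1]/2**.5]
    print(n,p.round(4),"tote x,y",np.round(l,4),"dist from walls",np.round(w,4))
```

```text
A [0.6593 0.0682 0.0366] tote x,y [0.0582 0.039 ] dist from walls [0.0613 0.0062]
B [0.6776 0.0419 0.0295] tote x,y [0.0773 0.0122] dist from walls [0.029  0.0117]
C [0.6965 0.0225 0.0221] tote x,y [ 0.0971 -0.0076] dist from walls [0.0009 0.0117]
D [ 0.6729 -0.0047  0.0318] tote x,y [ 0.071  -0.0343] dist from walls [0.0005 0.049 ]
```

Request:
servo_tool(increments=[[[0, 0, -0.005, 0, 0.001, 0, 0.0], [0, 0, -0.015, 0, 0.001, 0, 0.0], [0, 0, -0.02, 0, 0, 0, 0.0], [0, 0, -0.03, 0, 0, 0, 0.0], [0, 0, -0.03, 0, 0, 0, 0.0], [0, 0, -0.03, 0, 0, 0, 0.0], [0, 0, -0.03, 0, 0, 0, 0.0], [0, 0, -0.02, 0, 0, 0, 0.0], [0, 0, 0, 0, 0, 0, 0.0]]])

```text
time: 25.25
position: [0.4578, -0.3052, 0.2873]
ee_rot: [-0.003, 0.009, 1.0, 0.001]
ft_force: [-0.0, -0.9, -1.8]
gripper_width: 0.179
```

Run:
```python
from h import *; from plant import bot,cams
s=bot.observe();st(s)
t=cams.camera("top");a=cams.camera("scene");np.savez("t19.npz",**t);np.savez("s19.npz",**a)
crop(t,190,90,100,120,6,"pics/t19.png");crop(a,195,160,110,110,5,"pics/s19.png")
crop(a,90,50,170,130,4,"pics/s19b.png")
s=bot.observe();st(s)
```

```text
t 25.25 pos [ 0.4578 -0.3052  0.2873] head 179.0 z [-0.006  0.003 -1.   ] F [-0.  -0.9 -1.8] w 0.0158 q6 [-0.71  0.24  1.54 -0.    1.37 -2.27]
t 25.35 pos [ 0.4564 -0.304   0.2833] head 179.0 z [-0.01   0.006 -1.   ] F [-0.1 -0.1 -1.8] w 0.0157 q6 [-0.71  0.25  1.54 -0.    1.37 -2.27]
```

View pics/t19.png

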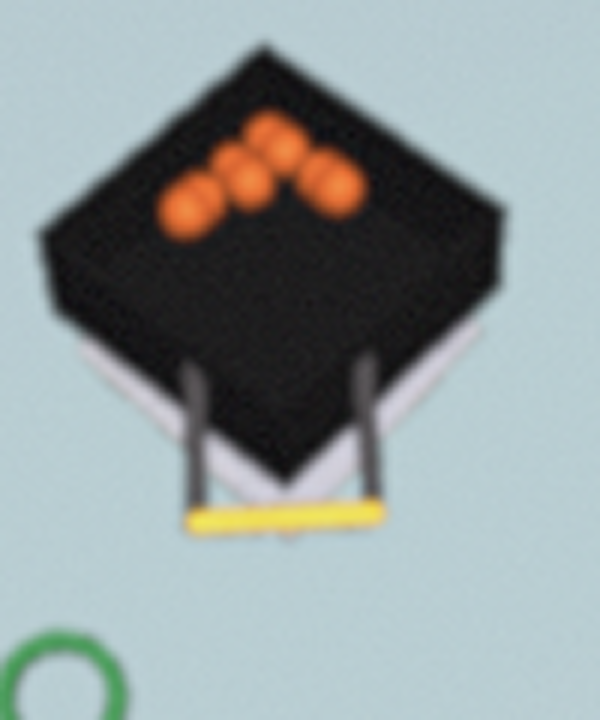

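View pics/s19.png

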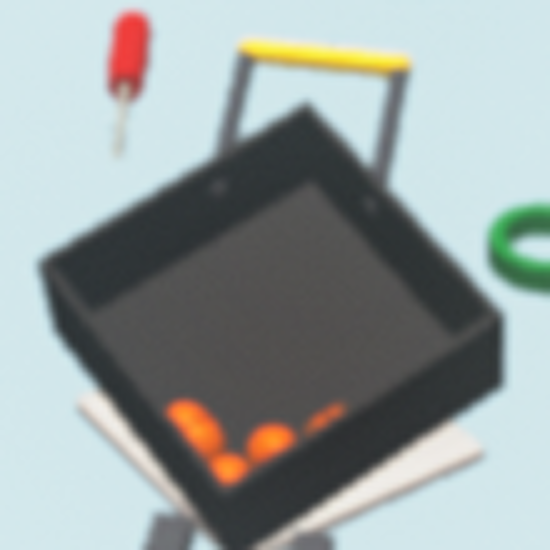

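View pics/s19b.png

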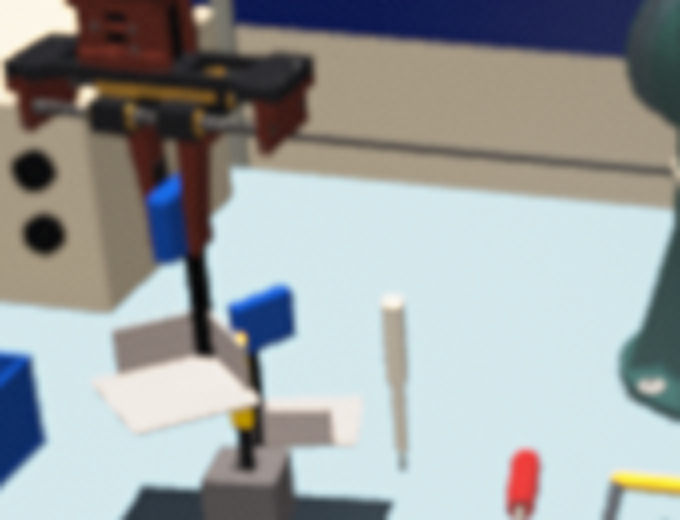

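Run:
```python
from h import *
t=dict(np.load("t19.npz"));s=dict(np.load("s19.npz"));T=np.load("tote.npz")
X,Y,Z,ti=T["X"],T["Y"],T["Z"],T["ti"]
def q(n,a,b,l=None):
    p,e=tri(t,(190+a[0]/6,90+a[1]/6),s,(195+b[0]/5,160+b[1]/5));print(n,p.round(4),"gap",round(e,4),end=" ")
    print("local",np.round([(p-ti)@X,(p-ti)@Y,(p-ti)@Z],4))
q("far",(265,45),(232,545));q("left",(40,232),(500,320));q("right",(505,210),(40,263));q("near",(287,487),(308,105))
q("bar l",(188,522),(408,65));q("bar r",(383,513),(241,47))
P=cloud(t);hsv=cv2.cvtColor(t["image"],cv2.COLOR_RGB2HSV);H,S,V=[hsv[...,i].astype(int) for i in range(3)]
m=(H>=4)&(H<18)&(S>140)&(V>120);m[:, :200]=0;m[:,280:]=0;m[:90]=0;m[180:]=0
L=(P[m]-ti)@np.stack([X,Y,Z],1);print(L.min(0),L.max(0))
# choke tops: centres in top view (crop px)
for n,a in [("A",(193,207)),("B",(243,178)),("C",(276,143)),("D",(332,183))]:
    u,v=190+a[0]/6,90+a[1]/6;x,y=und(t,u,v);E=t["extrinsics"];d=E[:3,:3]@np.array([x,y,1]);o=E[:3,3]
    k=((ti+.0125*Z-o)@Z)/(d@Z);p=o+k*d;l=[(p-ti)@X,(p-ti)@Y]
    print(n,p.round(4),np.round(l,4),"walls",np.round([(.106-l[0]+l[1])/2**.5,(.106-l[0]-l[1])/2**.5],4))
```

```text
far [0.7347 0.0347 0.0482] gap 0.0073 local [0.1232 0.0037 0.051 ]
left [0.6214 0.1405 0.109 ] gap 0.0009 local [-0.0022  0.1121  0.0664]
right [ 0.6258 -0.0821  0.1101] gap 0.0019 local [-0.0035 -0.1105  0.067 ]
near [0.4898 0.0233 0.1328] gap 0.0022 local [-0.1358 -0.0019  0.0386]
bar l [0.4709 0.0698 0.1522] gap 0.0012 local [-0.1594  0.0452  0.05  ]
bar r [ 0.4726 -0.0181  0.1523] gap 0.0019 local [-0.1599 -0.0428  0.05  ]
[nan nan nan] [nan nan nan]
A [0.6535 0.0699 0.0389] [0.0521 0.0408] walls [0.067  0.0093]
B [0.6702 0.0443 0.0324] [0.0694 0.0148] walls [0.0364 0.0154]
C [0.6912 0.0271 0.0242] [ 0.0915 -0.003 ] walls [0.0082 0.0123]
D [ 0.6656 -0.0012  0.0347] [ 0.0632 -0.0306] walls [0.0086 0.0519]
```

```bash
cat >> h.py <<'E'
TCPS=np.array([-.035,0,.095])
T_=np.load("tote.npz")
def spose(nose_w,pitch,yaw,roll=0):
    """TCP pos, R for scoop nose-underside at world nose_w"""
    Rs=R.from_euler("z",yaw,degrees=True)*R.from_euler("y",pitch,degrees=True)*R.from_euler("x",roll,degrees=True)
    so=np.asarray(nose_w)-Rs.apply([.059,0,0]);M=Rs.as_matrix()
    return so+Rs.apply(TCPS),R.from_matrix(np.stack([-M[:,0],M[:,1],-M[:,2]],1))
def loc(l): return T_["ti"]+l[0]*T_["X"]+l[1]*T_["Y"]+l[2]*T_["Z"]
def where(s):
    r=rot(s).as_matrix();M=np.stack([-r[:,0],r[:,1],-r[:,2]],1)
    so=s["position"]-M@TCPS;n=so+M@[.059,0,0]
    l=n-T_["ti"];e=R.from_matrix(M).as_euler("ZYX",degrees=True)
    print("nose w",n.round(4),"local",np.round([l@T_["X"],l@T_["Y"],l@T_["Z"]],4),"yaw,pitch,roll",e.round(1),"F",s["ft_force"].round(1),"t",round(s["time"],2),"w",round(s["gripper_width"]*.0878,4))
E
python3 - <<'E'
from h import *; from plant import bot
s=bot.observe();where(s)
p0,R0=spose(loc([.035,0,.11]),22,1.4);print(p0)
p=s["position"]
rows(s,[([.54,-.12,.30],TR(179),8)],0.)
E
```

```text
nose w [ 0.5494 -0.305   0.1874] local [-0.1081 -0.3315  0.1085] yaw,pitch,roll [-1.   0.6  0.4] F [-0.1 -0.1 -1.8] t 25.35 w 0.0157
[0.62324291 0.02837334 0.25902372]
[[-0.01,0.023,-0.002,0.001,-0.001,-0.0,0.0],[-0.01,0.023,-0.002,0.001,-0.001,-0.0,0.0],[-0.01,0.023,-0.002,0.001,-0.001,-0.0,0.0],[-0.01,0.023,-0.002,0.001,-0.001,-0.0,0.0],[-0.01,0.023,-0.002,0.001,-0.001,-0.0,0.0],[-0.01,0.023,-0.002,0.001,-0.001,-0.0,0.0],[-0.01,0.023,-0.002,0.001,-0.001,-0.0,0.0],[-0.01,0.023,-0.002,0.001,-0.001,-0.0,0.0]]
```

Request:
servo_tool(increments=[[[-0.01, 0.023, -0.002, 0.001, -0.001, 0, 0.0], [-0.01, 0.023, -0.002, 0.001, -0.001, 0, 0.0], [-0.01, 0.023, -0.002, 0.001, -0.001, 0, 0.0], [-0.01, 0.023, -0.002, 0.001, -0.001, 0, 0.0], [-0.01, 0.023, -0.002, 0.001, -0.001, 0, 0.0], [-0.01, 0.023, -0.002, 0.001, -0.001, 0, 0.0], [-0.01, 0.023, -0.002, 0, 0, 0, 0.0], [-0.01, 0.02, -0.002, 0, 0, 0, 0.0]]])

```text
time: 26.02
position: [0.5315, -0.1172, 0.2796]
ee_rot: [-0.017, 0.013, 1.0, 0.006]
ft_force: [0.3, 0.1, -1.7]
gripper_width: 0.182
```

Run:
```python
from h import *; from plant import bot,cams
s=bot.observe();where(s);st(s)
p0,R0=spose(loc([.03,0,.12]),22,1.4);print(p0)
rows(s,[(p0,R0,10)],0.)
```

```text
nose w [ 0.6223 -0.1185  0.1816] local [-0.0341 -0.1468  0.1317] yaw,pitch,roll [-1.5  1.9  0.7] F [ 0.3  0.1 -1.7] t 26.02 w 0.016
t 26.02 pos [ 0.5315 -0.1172  0.2796] head 178.5 z [-0.033  0.013 -0.999] F [ 0.3  0.1 -1.7] w 0.016 q6 [-0.34  0.26  1.54  0.    1.38 -1.89]
[0.62230907 0.02835051 0.27016496]
[[-0.009,0.015,0.001,0.002,0.035,-0.005,0.0],[-0.009,0.015,0.0,0.002,0.035,-0.005,0.0],[-0.009,0.015,0.0,0.002,0.035,-0.005,0.0],[-0.009,0.015,-0.0,0.002,0.035,-0.005,0.0],[-0.009,0.015,-0.001,0.002,0.035,-0.005,0.0],[-0.009,0.015,-0.001,0.002,0.035,-0.005,0.0],[-0.009,0.015,-0.001,0.002,0.035,-0.005,0.0],[-0.009,0.014,-0.002,0.002,0.035,-0.005,0.0],[-0.009,0.014,-0.002,0.002,0.035,-0.005,0.0],[-0.009,0.014,-0.002,0.002,0.035,-0.005,0.0]]
```

Request:
servo_tool(increments=[[[-0.009, 0.015, 0, 0.002, 0.035, -0.005, 0.0], [-0.009, 0.015, 0, 0.002, 0.035, -0.005, 0.0], [-0.009, 0.015, 0, 0.002, 0.035, -0.005, 0.0], [-0.009, 0.015, 0, 0.002, 0.035, -0.005, 0.0], [-0.009, 0.015, -0.001, 0.002, 0.035, -0.005, 0.0], [-0.009, 0.015, -0.001, 0.002, 0.035, -0.005, 0.0], [-0.009, 0.015, -0.001, 0.002, 0.035, -0.005, 0.0], [-0.009, 0.014, -0.002, 0.002, 0.035, -0.005, 0.0], [-0.009, 0.014, -0.002, 0.002, 0.035, -0.005, 0.0], [-0.009, 0.014, -0.002, 0.002, 0.035, -0.005, 0.0]]])

```text
time: 26.85
position: [0.6117, 0.042, 0.2444]
ee_rot: [-0.217, -0.016, 0.976, 0.001]
ft_force: [-0.2, 0.1, -1.7]
gripper_width: 0.183
```

Run:
```python
from h import *; from plant import bot,cams
s=bot.observe();where(s);st(s)
b=cams.camera("wrist");np.savez("w20.npz",**b);cv2.imwrite("pics/w20.png",b["image"][:,:,::-1])
p0,R0=spose(loc([.03,0,.05]),22,1.4);print(p0);s=bot.observe()
rows(s,[(p0,R0,5)],0.)
```

```text
nose w [0.6566 0.0445 0.1186] local [0.0248 0.0153 0.0875] yaw,pitch,roll [ 2.  25.   0.5] F [-0.2  0.1 -1.7] t 26.85 w 0.0161
t 26.85 pos [0.6117 0.042  0.2444] head -178.0 z [-0.423 -0.005 -0.906] F [-0.2  0.1 -1.7] w 0.0161 q6 [-0.03  0.62  1.1  -0.02  1.85 -1.64]
[0.59635239 0.02771615 0.20515844]
[[-0.0,-0.003,0.008,0.001,-0.011,0.002,0.0],[0.0,-0.003,0.008,0.001,-0.011,0.002,0.0],[0.0,-0.003,0.008,0.001,-0.011,0.002,0.0],[0.0,-0.003,0.008,0.001,-0.011,0.002,0.0],[0.0,-0.003,0.008,0.001,-0.011,0.002,0.0]]
```

View pics/w20.png

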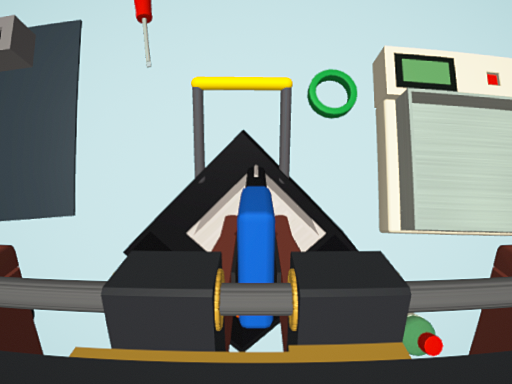

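Request:
servo_tool(increments=[[[0, -0.004, 0.004, 0.001, -0.012, 0.002, 0.0], [0, -0.004, 0.006, 0.001, -0.012, 0.002, 0.0], [0, -0.003, 0.008, 0.001, -0.011, 0.002, 0.0], [0, -0.002, 0.008, 0.001, -0.01, 0.002, 0.0], [0, -0.001, 0.006, 0, -0.005, 0, 0.0], [0, 0, 0, 0, 0, 0, 0.0]]])

```text
time: 27.4
position: [0.5937, 0.0293, 0.1967]
ee_rot: [-0.2, -0.014, 0.98, -0.001]
ft_force: [-0.6, -0.3, -1.5]
gripper_width: 0.177
```

Run:
```python
from h import *; from plant import bot,cams
s=bot.observe();where(s)
b=cams.camera("scene");np.savez("s21.npz",**b);crop(b,195,130,130,150,4,"pics/s21.png")
p0,R0=spose(loc([.03,0,.01]),23,1.4);s=bot.observe()
rows(s,[(p0,R0,5)],0.)
```

```text
nose w [0.643  0.0312 0.0725] local [0.0289 0.0024 0.0395] yaw,pitch,roll [ 1.7 23.1  0.2] F [-0.6 -0.3 -1.5] t 27.4 w 0.0155
[[-0.0,-0.0,0.006,0.0,-0.0,0.001,0.0],[-0.0,-0.0,0.006,0.0,-0.0,0.001,0.0],[-0.0,-0.0,0.006,0.0,-0.0,0.001,0.0],[-0.0,-0.0,0.006,0.0,-0.0,0.001,0.0],[-0.0,-0.0,0.006,0.0,-0.0,0.001,0.0]]
```

View pics/s21.png

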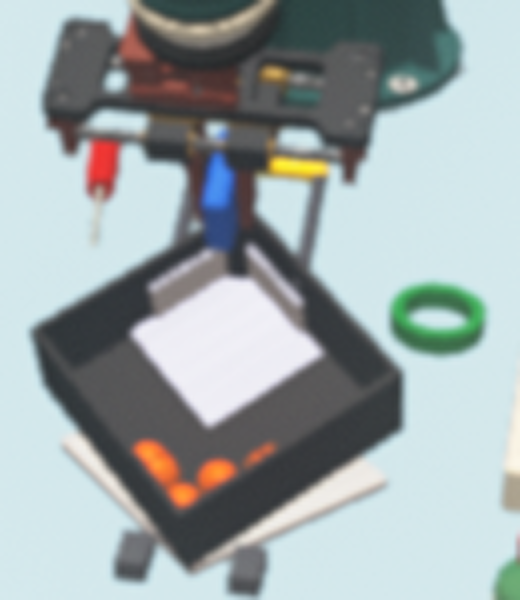

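Request:
servo_tool(increments=[[[0, 0, 0.006, 0, 0, 0, 0.0], [0, 0, 0.006, 0, 0, 0, 0.0], [0, 0, 0.006, 0, 0, 0, 0.0], [0, 0, 0.006, 0, 0, 0, 0.0], [0, 0, 0.004, 0, 0, 0, 0.0]]])

```text
time: 27.87
position: [0.5831, 0.0284, 0.1701]
ee_rot: [-0.198, -0.014, 0.98, -0.001]
ft_force: [0.5, -0.3, -2.0]
gripper_width: 0.181
```

Run:
```python
from h import *; from plant import bot,cams
s=bot.observe();where(s)
b=cams.camera("scene");np.savez("s21.npz",**b);crop(b,195,130,130,150,4,"pics/s22.png")
```

```text
nose w [0.6327 0.0302 0.046 ] local [0.0292 0.0016 0.0111] yaw,pitch,roll [ 1.6 22.9  0.2] F [ 0.5 -0.3 -2. ] t 27.87 w 0.0159
```

View pics/s22.png

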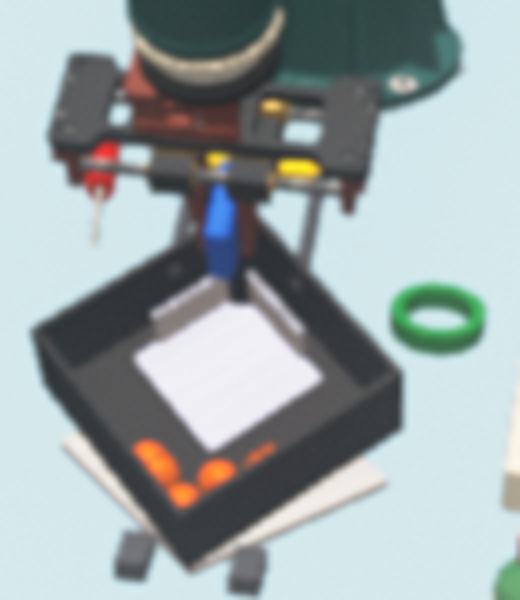

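Request:
servo_tool(increments=[[[0, 0, 0.003, 0, 0.003, 0, 0.0], [0, 0, 0.003, 0, 0.003, 0, 0.0]]])

```text
time: 28.08
position: [0.5829, 0.0283, 0.1658]
ee_rot: [-0.199, -0.014, 0.98, -0.001]
ft_force: [1.7, 0.3, 8.2]
gripper_width: 0.179
```

Request:
servo_tool(increments=[[[0, 0, 0.002, 0, 0, 0, 0.0], [0, 0, 0.002, 0, 0, 0, 0.0]]])

```text
time: 28.25
position: [0.5843, 0.028, 0.1645]
ee_rot: [-0.195, -0.014, 0.981, -0.002]
ft_force: [1.3, -0.2, 5.2]
gripper_width: 0.178
```

Run:
```python
from h import *; from plant import bot,cams
s=bot.observe();where(s)
```

```text
nose w [0.6346 0.0297 0.0407] local [0.033  0.001  0.0069] yaw,pitch,roll [ 1.6 22.5  0.1] F [ 1.3 -0.2  5.2] t 28.25 w 0.0156
```

Request:
servo_tool(increments=[[[-0.006, 0, 0, 0, 0.002, 0, 0.0], [-0.007, 0, 0, 0, 0.001, 0, 0.0], [-0.007, 0, 0, 0, 0, 0, 0.0]]])

```text
time: 28.5
position: [0.6038, 0.0288, 0.1575]
ee_rot: [-0.196, -0.014, 0.98, -0.002]
ft_force: [0.3, 0.9, -1.2]
gripper_width: 0.182
```

Run:
```python
from h import *; from plant import bot,cams
s=bot.observe();where(s)
```

```text
nose w [0.654  0.0304 0.0336] local [0.0536 0.0013 0.0074] yaw,pitch,roll [ 1.7 22.7  0.1] F [ 0.3  0.9 -1.2] t 28.5 w 0.016
```

Request:
servo_tool(increments=[[[-0.006, 0, 0.001, 0, 0, 0, 0.0], [-0.006, 0, 0.001, 0, 0, 0, 0.0], [-0.006, 0, 0.001, 0, 0, 0, 0.0]]])

```text
time: 28.75
position: [0.6242, 0.0292, 0.149]
ee_rot: [-0.194, -0.014, 0.981, -0.002]
ft_force: [1.3, 0.2, 6.7]
gripper_width: 0.178
```

Run:
```python
from h import *; from plant import bot,cams
s=bot.observe();where(s)
b=cams.camera("scene");np.savez("s21.npz",**b);crop(b,195,160,130,120,5,"pics/s23.png")
```

```text
nose w [0.675  0.0308 0.0254] local [0.0761 0.0011 0.0076] yaw,pitch,roll [ 1.7 22.4  0.1] F [1.3 0.2 6.7] t 28.75 w 0.0156
```

View pics/s23.png

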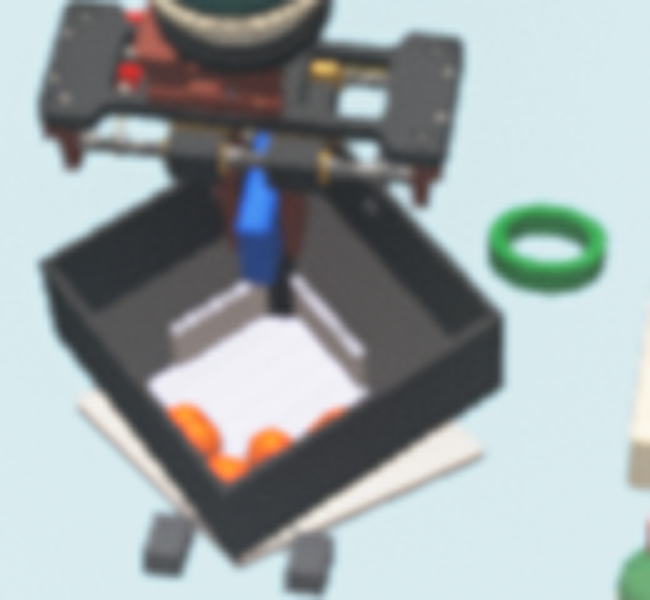

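Request:
servo_tool(increments=[[[-0.006, 0, 0, 0, 0, 0, 0.0], [-0.006, 0, 0.001, 0, 0, 0, 0.0], [-0.006, 0, 0.0005, 0, 0, 0, 0.0]]])

```text
time: 29.05
position: [0.6431, 0.0298, 0.1419]
ee_rot: [-0.194, -0.014, 0.981, -0.002]
ft_force: [-13.3, 0.8, 30.7]
gripper_width: 0.179
```

Run:
```python
from h import *; from plant import bot,cams
s=bot.observe();where(s)
b=cams.camera("scene");np.savez("s21.npz",**b);crop(b,195,160,130,120,5,"pics/s24.png")
```

```text
nose w [0.6937 0.0314 0.0182] local [0.0962 0.0013 0.0079] yaw,pitch,roll [ 1.7 22.4  0.1] F [-13.3   0.8  30.7] t 29.05 w 0.0158
```

View pics/s24.png

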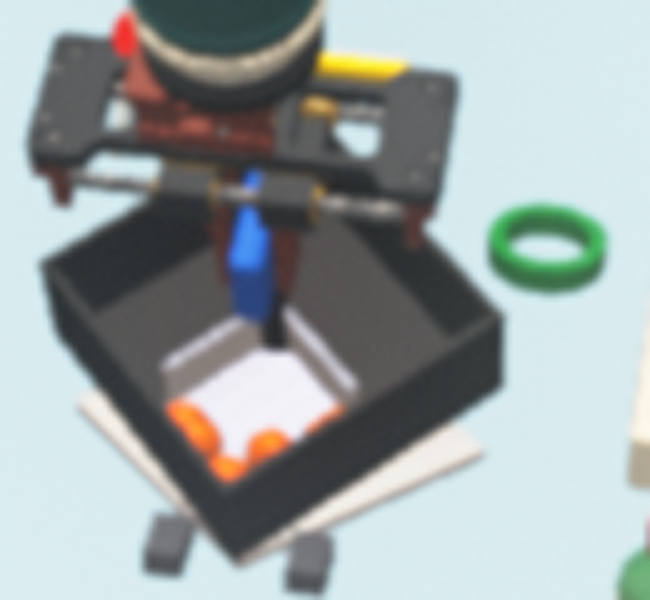

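Request:
servo_tool(increments=[[[0, 0, -0.003, 0, 0, 0, 0.0], [-0.004, 0, 0, 0, 0, 0, 0.0], [-0.004, 0, 0, 0, 0, 0, 0.0]]])

```text
time: 29.35
position: [0.6465, 0.0307, 0.1433]
ee_rot: [-0.203, -0.015, 0.979, -0.002]
ft_force: [-11.8, -2.2, 23.2]
gripper_width: 0.178
```

Run:
```python
from h import *; from plant import bot,cams
s=bot.observe();where(s)
b=cams.camera("scene");np.savez("s21.npz",**b);crop(b,215,225,60,50,12,"pics/s25.png")
```

```text
nose w [0.6949 0.0325 0.0188] local [0.0971 0.0024 0.0089] yaw,pitch,roll [ 1.8 23.4  0.2] F [-11.8  -2.2  23.2] t 29.35 w 0.0156
```

View pics/s25.png

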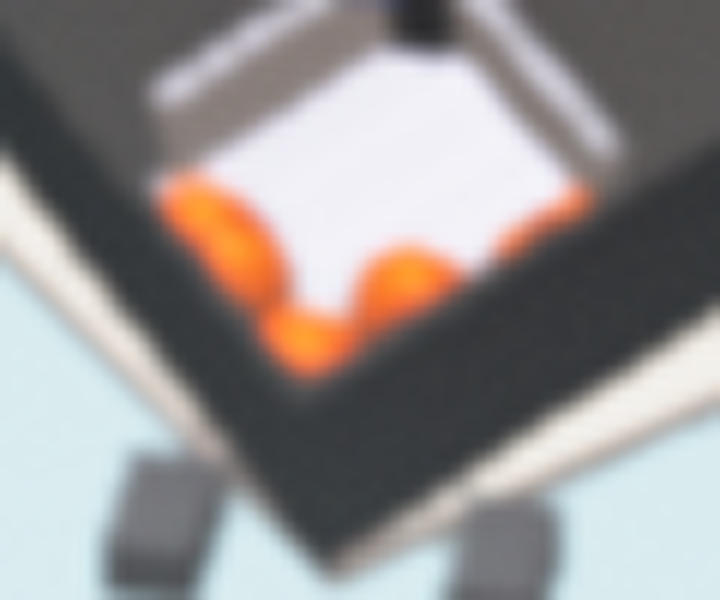

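Run:
```python
from h import *; from plant import bot,cams
s=bot.observe()
w=[]
for x,z,p,n in [(.096,.018,19.5,3),(.096,.030,13,4),(.096,.050,3,6),(.096,.070,-7,6)]:
    a,b=spose(loc([x,.001,z]),p,1.6);w.append((a,b,n))
rows(s,w,0.)
```

```text
[[0.003,-0.0,-0.001,0.001,-0.023,0.001,0.0],[0.003,-0.0,-0.001,0.001,-0.023,0.001,0.0],[0.003,-0.0,-0.001,0.001,-0.023,0.001,0.0],[0.002,-0.0,-0.0,0.0,-0.028,-0.0,0.0],[0.002,-0.0,-0.0,0.0,-0.028,-0.0,0.0],[0.002,-0.0,-0.0,-0.0,-0.028,-0.0,0.0],[0.002,-0.0,-0.0,0.0,-0.028,-0.0,0.0],[0.002,-0.0,-0.0,0.0,-0.029,0.0,0.0],[0.002,-0.0,-0.0,0.0,-0.029,-0.0,0.0],[0.002,-0.0,-0.0,0.0,-0.029,0.0,0.0]]
[[0.002,-0.0,-0.001,0.0,-0.029,0.0,0.0],[0.002,-0.0,-0.001,-0.0,-0.029,0.0,0.0],[0.002,-0.0,-0.001,0.0,-0.029,0.0,0.0],[0.001,-0.0,-0.0,-0.0,-0.029,0.0,0.0],[0.001,-0.0,-0.0,-0.0,-0.029,0.0,0.0],[0.001,-0.0,-0.0,-0.0,-0.029,0.0,0.0],[0.001,-0.0,-0.0,-0.0,-0.029,0.0,0.0],[0.001,-0.0,-0.0,0.0,-0.029,0.0,0.0],[0.001,-0.0,-0.0,-0.0,-0.029,-0.0,0.0]]
```

Request:
servo_tool(increments=[[[0.002, 0, -0.001, 0, -0.023, 0, 0.0], [0.002, 0, -0.001, 0, -0.023, 0, 0.0], [0.002, 0, -0.001, 0, -0.023, 0, 0.0], [0.002, 0, 0, 0, -0.025, 0, 0.0]]])

```text
time: 29.73
position: [0.6381, 0.0306, 0.1445]
ee_rot: [-0.161, -0.015, 0.987, -0.001]
ft_force: [-2.0, -0.7, -1.1]
gripper_width: 0.182
```

Run:
```python
from h import *; from plant import bot,cams
s=bot.observe();where(s)
b=cams.camera("scene");np.savez("s21.npz",**b);crop(b,215,225,60,50,12,"pics/s26.png")
```

```text
nose w [0.697  0.0328 0.0245] local [0.0969 0.0026 0.015 ] yaw,pitch,roll [ 1.8 18.6  0.2] F [-2.  -0.7 -1.1] t 29.73 w 0.016
```

View pics/s26.png

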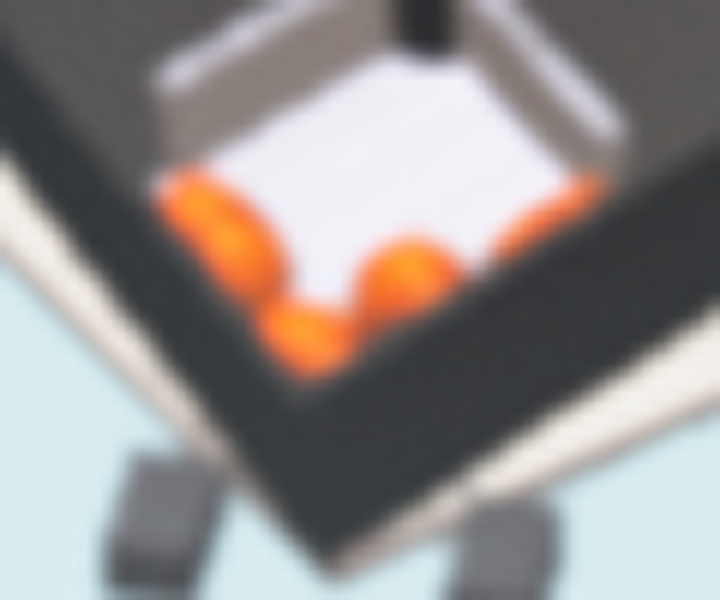

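Request:
servo_tool(increments=[[[0.002, 0, 0, 0, -0.028, 0, 0.0], [0.002, 0, 0, 0, -0.028, 0, 0.0], [0.002, 0, 0, 0, -0.028, 0, 0.0], [0.002, 0, 0, 0, -0.028, 0, 0.0], [0.002, 0, 0, 0, -0.028, 0, 0.0]]])

```text
time: 30.2
position: [0.6307, 0.0298, 0.1476]
ee_rot: [-0.089, -0.015, 0.996, -0.0]
ft_force: [-1.5, 0.0, 3.8]
gripper_width: 0.177
```

Run:
```python
from h import *; from plant import bot,cams
s=bot.observe();where(s)
b=cams.camera("scene");np.savez("s21.npz",**b);crop(b,215,225,60,50,12,"pics/s27.png")
```

```text
nose w [0.7063 0.0323 0.0375] local [0.1008 0.0019 0.0304] yaw,pitch,roll [ 1.7 10.2  0.1] F [-1.5  0.   3.8] t 30.2 w 0.0155
```

View pics/s27.png

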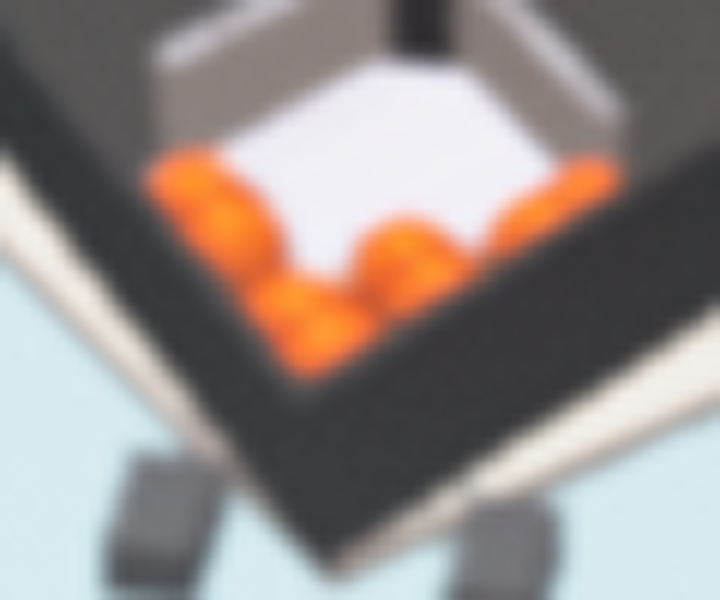

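Request:
servo_tool(increments=[[[0.002, 0, -0.002, 0, -0.029, 0, 0.0], [0.002, 0, -0.0015, 0, -0.029, 0, 0.0], [0.002, 0, -0.0015, 0, -0.029, 0, 0.0], [0.002, 0, -0.0015, 0, -0.029, 0, 0.0], [0.002, 0, -0.001, 0, -0.029, 0, 0.0], [0.001, 0, -0.001, 0, -0.029, 0, 0.0]]])

```text
time: 30.75
position: [0.6183, 0.0295, 0.1517]
ee_rot: [-0.006, -0.014, 1.0, 0.001]
ft_force: [-3.3, 0.3, 3.1]
gripper_width: 0.179
```

Run:
```python
from h import *; from plant import bot,cams
s=bot.observe();where(s)
b=cams.camera("scene");np.savez("s21.npz",**b);crop(b,215,225,60,50,12,"pics/s28.png")
```

```text
nose w [0.7111 0.0324 0.0557] local [0.0985 0.0019 0.0492] yaw,pitch,roll [1.6 0.6 0.2] F [-3.3  0.3  3.1] t 30.75 w 0.0157
```

View pics/s28.png

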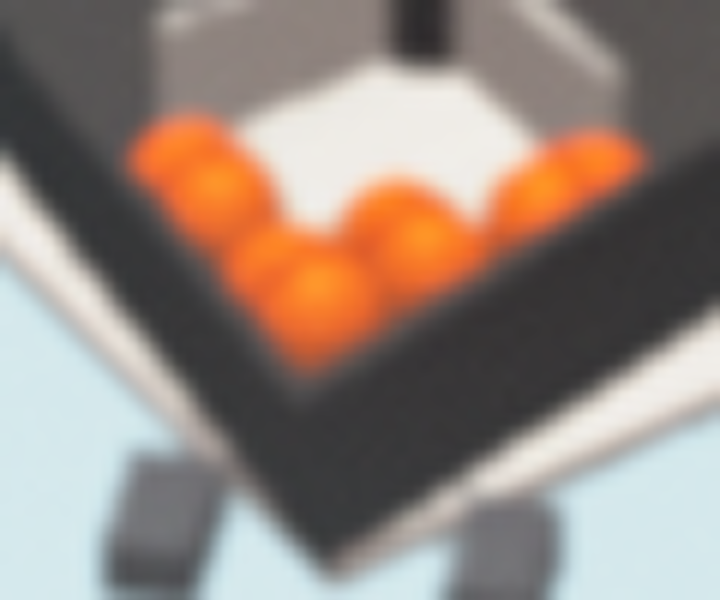

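Request:
servo_tool(increments=[[[0.001, 0, -0.003, 0, -0.02, 0, 0.0], [0.001, 0, -0.003, 0, -0.029, 0, 0.0], [0.001, 0, -0.003, 0, -0.029, 0, 0.0], [0.001, 0, -0.002, 0, -0.029, 0, 0.0]]])

```text
time: 31.13
position: [0.6131, 0.0293, 0.1598]
ee_rot: [0.047, -0.014, 0.999, 0.002]
ft_force: [-1.7, -0.1, -3.4]
gripper_width: 0.185
```

Run:
```python
from h import *; from plant import bot,cams
s=bot.observe();where(s)
b=cams.camera("scene");np.savez("s21.npz",**b);crop(b,215,215,60,50,12,"pics/s29.png")
```

```text
nose w [0.7155 0.0325 0.074 ] local [0.0957 0.0019 0.0677] yaw,pitch,roll [ 1.6 -5.3  0.2] F [-1.7 -0.1 -3.4] t 31.13 w 0.0163
```

View pics/s29.png

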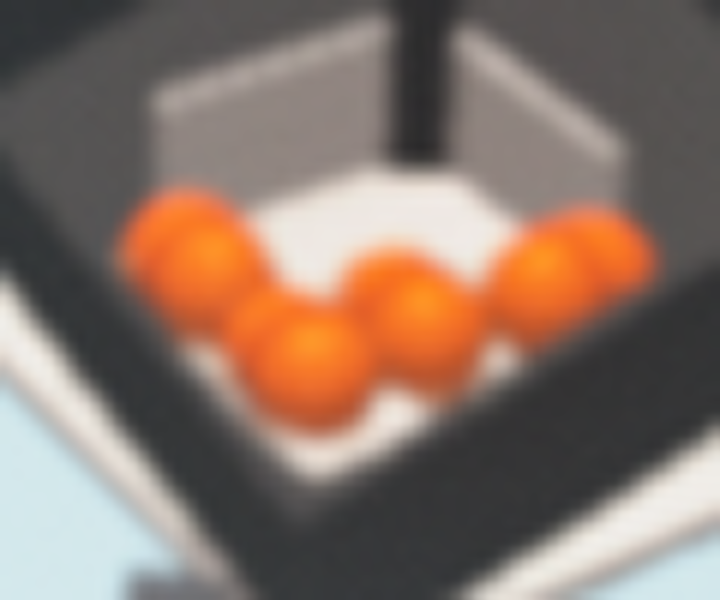

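Request:
servo_tool(increments=[[[0.001, 0, -0.001, 0, -0.025, 0, 0.0], [0.001, 0, -0.001, 0, -0.025, 0, 0.0], [0.001, 0, -0.001, 0, -0.025, 0, 0.0], [0.001, 0, -0.001, 0, -0.02, 0, 0.0]]])

```text
time: 31.52
position: [0.607, 0.0291, 0.1611]
ee_rot: [0.092, -0.014, 0.996, 0.003]
ft_force: [-1.4, -0.8, -3.7]
gripper_width: 0.184
```

Run:
```python
from h import *; from plant import bot,cams
s=bot.observe();where(s)
b=cams.camera("scene");np.savez("s21.npz",**b);crop(b,215,205,60,50,12,"pics/s30.png")
```

```text
nose w [0.7167 0.0325 0.085 ] local [0.0928 0.0019 0.0784] yaw,pitch,roll [  1.6 -10.6   0.2] F [-1.4 -0.8 -3.7] t 31.52 w 0.0162
```

View pics/s30.png

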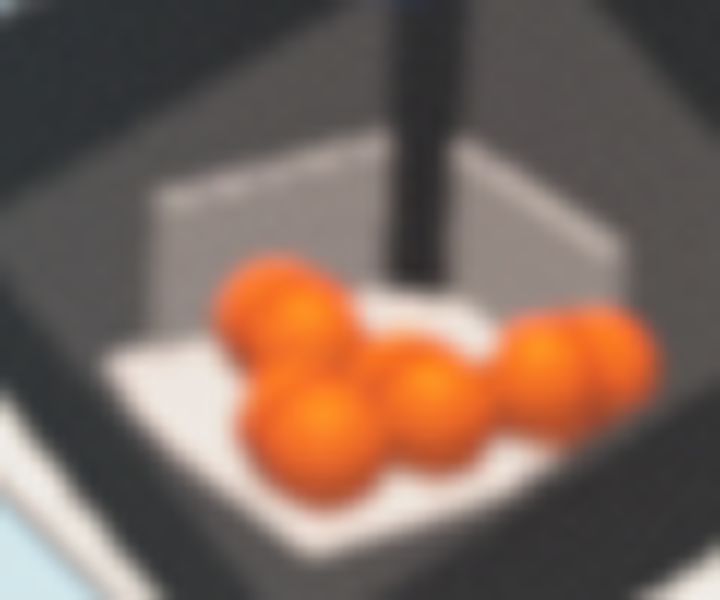

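Request:
servo_tool(increments=[[[0.001, 0, -0.001, -0.03, -0.01, 0, 0.0], [0.001, 0, -0.001, -0.03, -0.01, 0, 0.0], [0.001, 0, -0.001, -0.03, -0.01, 0, 0.0], [0.001, 0, -0.001, -0.03, -0.01, 0, 0.0], [0, 0, 0, -0.02, -0.01, 0, 0.0]]])

```text
time: 31.98
position: [0.5999, 0.0265, 0.1617]
ee_rot: [0.111, -0.024, 0.991, 0.073]
ft_force: [-3.3, -4.9, -1.8]
gripper_width: 0.179
```

Run:
```python
from h import *; from plant import bot,cams
s=bot.observe();where(s)
b=cams.camera("scene");np.savez("s21.npz",**b);crop(b,215,205,60,50,12,"pics/s31.png")
```

```text
nose w [0.712  0.0437 0.091 ] local [0.0864 0.0132 0.0824] yaw,pitch,roll [  1.9 -12.9   8.2] F [-3.3 -4.9 -1.8] t 31.98 w 0.0157
```

View pics/s31.png

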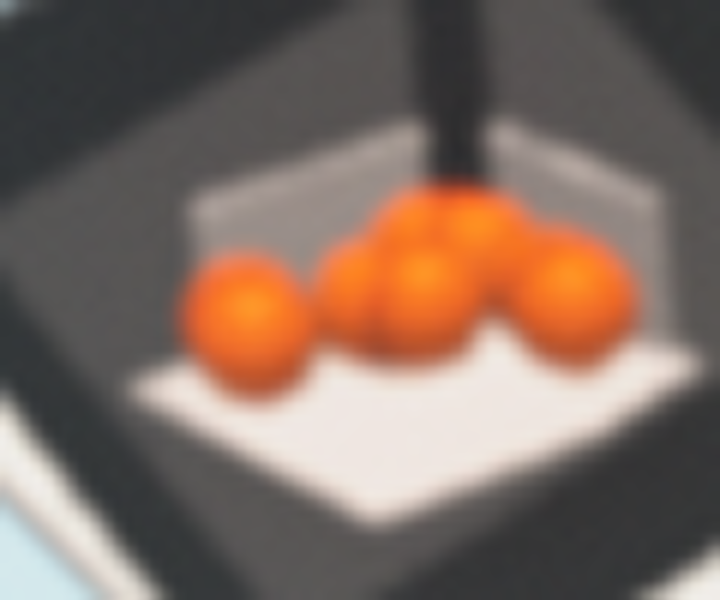

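Request:
servo_tool(increments=[[[0.001, -0.002, -0.002, 0.03, -0.01, 0, 0.0], [0.001, -0.002, -0.003, 0.03, -0.01, 0, 0.0], [0.001, 0, -0.003, 0.03, -0.01, 0, 0.0], [0.001, 0, -0.003, 0.03, -0.005, 0, 0.0]]])

```text
time: 32.37
position: [0.5956, 0.0179, 0.1689]
ee_rot: [0.127, -0.013, 0.992, 0.013]
ft_force: [-2.0, 2.2, -2.7]
gripper_width: 0.188
```

Run:
```python
from h import *; from plant import bot,cams
s=bot.observe();where(s);st(s)
b=cams.camera("scene");np.savez("s21.npz",**b);crop(b,205,185,90,80,8,"pics/s32.png")
```

```text
nose w [0.7105 0.0227 0.1007] local [ 0.0809 -0.0078  0.0907] yaw,pitch,roll [  1.3 -14.6   1.3] F [-2.   2.2 -2.7] t 32.37 w 0.0165
t 32.37 pos [0.5956 0.0179 0.1689] head -178.7 z [ 0.252  0.028 -0.967] F [-2.   2.2 -2.7] w 0.0165 q6 [-0.12  0.3   1.81  0.08  0.78 -1.77]
```

View pics/s32.png

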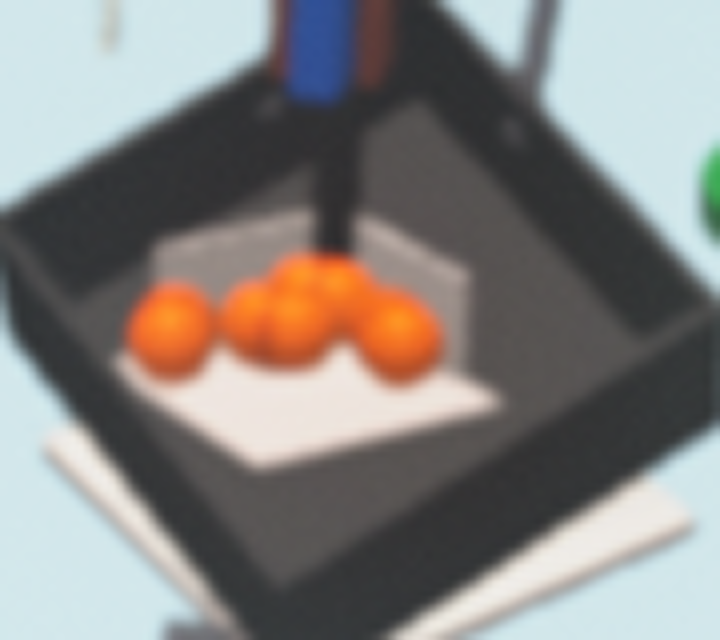

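Request:
servo_tool(increments=[[[-0.001, 0.002, -0.004, 0.01, 0, 0, 0.0], [-0.002, 0.002, -0.007, 0.015, 0, 0, 0.0], [-0.002, 0.002, -0.01, 0.015, 0, 0, 0.0], [-0.003, 0.002, -0.012, 0.015, 0, 0, 0.0], [-0.003, 0.002, -0.012, 0.01, 0, 0, 0.0], [-0.003, 0, -0.012, 0, 0, 0, 0.0]]])

```text
time: 32.92
position: [0.5969, 0.0312, 0.2269]
ee_rot: [0.124, -0.009, 0.992, -0.02]
ft_force: [0.8, -0.6, -3.0]
gripper_width: 0.183
```

Run:
```python
from h import *; from plant import bot,cams
s=bot.observe();where(s);st(s)
b=cams.camera("scene");np.savez("s21.npz",**b);crop(b,200,155,100,110,7,"pics/s33.png")
```

```text
nose w [0.7114 0.0297 0.1579] local [ 0.0607 -0.0008  0.1442] yaw,pitch,roll [  1.4 -14.2  -2.5] F [ 0.8 -0.6 -3. ] t 32.92 w 0.0161
t 32.92 pos [0.5969 0.0312 0.2269] head -178.6 z [ 0.246 -0.038 -0.968] F [ 0.8 -0.6 -3. ] w 0.0161 q6 [-0.05  0.24  1.73 -0.03  0.92 -1.62]
```

View pics/s33.png

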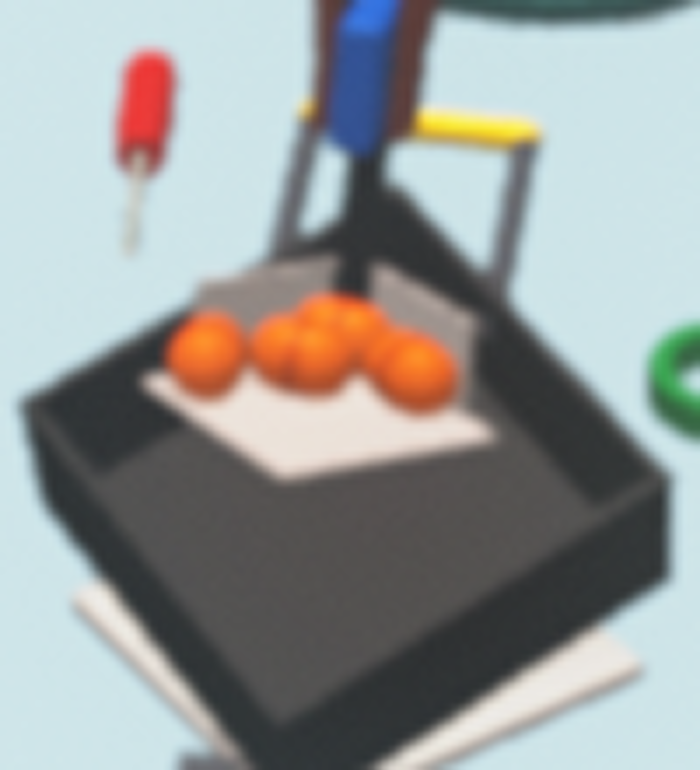

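Request:
servo_tool(increments=[[[0, 0.003, -0.005, 0, 0, 0, 0.0], [0.002, 0.005, -0.005, 0, 0, 0, 0.0], [0.004, 0.007, -0.004, 0, 0, 0, 0.0], [0.006, 0.009, -0.003, 0, 0, 0, 0.0], [0.007, 0.01, -0.002, 0, 0, 0, 0.0], [0.007, 0.01, -0.002, 0, 0, 0, 0.0], [0.007, 0.01, -0.002, 0, 0, 0, 0.0], [0.007, 0.01, -0.002, 0, 0, 0, 0.0], [0.007, 0.01, -0.002, 0, 0, 0, 0.0], [0.007, 0.01, -0.002, 0, 0, 0, 0.0]]])

```text
time: 33.8
position: [0.532, 0.1212, 0.2383]
ee_rot: [0.123, -0.008, 0.992, -0.019]
ft_force: [-0.3, 0.1, -2.9]
gripper_width: 0.179
```

Run:
```python
from h import *; from plant import bot,cams
s=bot.observe();where(s);st(s)
b=cams.camera("scene");np.savez("s21.npz",**b);crop(b,200,135,140,130,5,"pics/s34.png")
p,Rr=spose([.53,.30,.16],-14,1.4);s=bot.observe();print(p);rows(s,[(p,Rr,18)],0.)
```

```text
nose w [0.6464 0.1197 0.1691] local [-0.0017  0.0907  0.1313] yaw,pitch,roll [  1.2 -14.1  -2.4] F [-0.3  0.1 -2.9] t 33.8 w 0.0158
t 33.8 pos [0.532  0.1212 0.2383] head -178.8 z [ 0.244 -0.036 -0.969] F [-0.3  0.1 -2.9] w 0.0158 q6 [ 0.15  0.16  1.8  -0.09  0.94 -1.4 ]
[0.41584371 0.29721008 0.22943744]
[[0.006,0.01,-0.001,-0.002,-0.0,-0.0,0.0],[0.006,0.01,-0.001,-0.002,-0.0,-0.0,0.0],[0.006,0.01,-0.001,-0.002,-0.0,-0.0,0.0],[0.006,0.01,-0.001,-0.002,-0.0,-0.0,0.0],[0.006,0.01,-0.001,-0.002,-0.0,-0.0,0.0],[0.006,0.01,-0.001,-0.002,-0.0,-0.0,0.0],[0.006,0.01,-0.001,-0.002,-0.0,-0.0,0.0],[0.006,0.01,-0.001,-0.002,-0.0,-0.0,0.0],[0.006,0.01,-0.001,-0.002,-0.0,-0.0,0.0],[0.006,0.01,-0.001,-0.002,-0.0,-0.0,0.0]]
[[0.006,0.01,-0.001,-0.002,-0.0,-0.0,0.0],[0.006,0.01,-0.001,-0.002,-0.0,-0.0,0.0],[0.006,0.01,-0.001,-0.002,-0.0,-0.0,0.0],[0.006,0.01,-0.001,-0.002,-0.0,-0.0,0.0],[0.006,0.01,-0.001,-0.002,-0.0,-0.0,0.0],[0.006,0.01,-0.001,-0.002,-0.0,-0.0,0.0],[0.006,0.01,-0.001,-0.002,-0.0,-0.0,0.0],[0.006,0.01,-0.001,-0.002,-0.0,-0.0,0.0]]
```

View pics/s34.png

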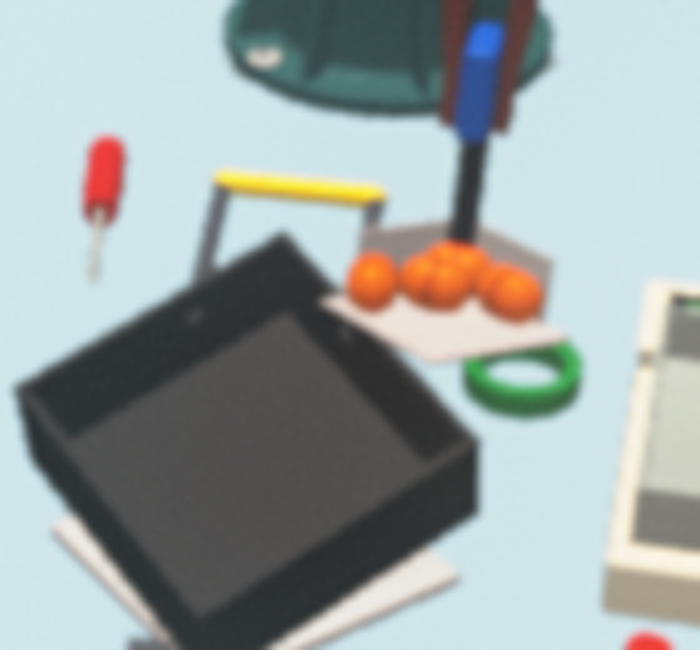

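Request:
servo_tool(increments=[[[0.006, 0.01, -0.001, -0.001, 0, 0, 0.0], [0.006, 0.01, -0.001, -0.001, 0, 0, 0.0], [0.006, 0.01, -0.001, -0.001, 0, 0, 0.0], [0.006, 0.01, -0.001, -0.001, 0, 0, 0.0], [0.006, 0.01, -0.001, -0.001, 0, 0, 0.0], [0.006, 0.01, -0.001, -0.001, 0, 0, 0.0], [0.006, 0.01, -0.001, -0.001, 0, 0, 0.0], [0.006, 0.01, -0.001, -0.001, 0, 0, 0.0], [0.006, 0.01, -0.001, -0.001, 0, 0, 0.0], [0.006, 0.01, -0.001, -0.001, 0, 0, 0.0]]])

```text
time: 34.68
position: [0.4554, 0.228, 0.2247]
ee_rot: [0.117, -0.01, 0.993, -0.013]
ft_force: [-0.4, 0.0, -3.9]
gripper_width: 0.178
```

Run:
```python
from h import *; from plant import bot,cams
s=bot.observe();where(s);st(s)
p,Rr=spose([.50,.30,.14],-13,1.4);s=bot.observe();print(p);rows(s,[(p,Rr,10)],0.)
```

```text
nose w [0.5689 0.2278 0.1541] local [-0.0656  0.2007  0.0896] yaw,pitch,roll [  1.3 -13.4  -1.7] F [-0.4  0.  -3.9] t 34.68 w 0.0156
t 34.68 pos [0.4554 0.228  0.2247] head -178.7 z [ 0.233 -0.024 -0.972] F [-0.4  0.  -3.9] w 0.0156 q6 [ 0.41  0.14  1.86 -0.14  0.94 -1.1 ]
[0.38707258 0.29724011 0.21141976]
[[0.007,0.007,-0.0,-0.003,0.001,-0.0,0.0],[0.007,0.007,-0.0,-0.003,0.001,-0.0,0.0],[0.007,0.007,-0.0,-0.003,0.001,-0.0,0.0],[0.007,0.007,-0.0,-0.003,0.001,-0.0,0.0],[0.007,0.007,-0.0,-0.003,0.001,-0.0,0.0],[0.007,0.007,-0.0,-0.003,0.001,-0.0,0.0],[0.007,0.007,-0.0,-0.003,0.001,-0.0,0.0],[0.007,0.007,-0.0,-0.003,0.001,-0.0,0.0],[0.007,0.007,-0.0,-0.003,0.001,-0.0,0.0],[0.007,0.007,-0.0,-0.003,0.001,-0.0,0.0]]
```

Request:
servo_tool(increments=[[[0.007, 0.008, 0, -0.003, 0, 0, 0.0], [0.007, 0.008, 0, -0.003, 0, 0, 0.0], [0.007, 0.008, 0, -0.003, 0, 0, 0.0], [0.007, 0.008, 0, -0.003, 0, 0, 0.0], [0.006, 0.007, 0, -0.003, 0, 0, 0.0], [0.006, 0.007, 0, -0.003, 0, 0, 0.0], [0.005, 0.006, 0, -0.003, 0, 0, 0.0], [0.004, 0.006, 0, -0.003, 0, 0, 0.0], [0.003, 0.004, 0, 0, 0, 0, 0.0], [0, 0, 0, 0, 0, 0, 0.0]]])

```text
time: 35.52
position: [0.3944, 0.2952, 0.2085]
ee_rot: [0.115, -0.012, 0.993, -0.0]
ft_force: [0.2, 0.1, -2.8]
gripper_width: 0.179
```

Run:
```python
from h import *; from plant import bot,cams
s=bot.observe();where(s);st(s)
b=cams.camera("scene");np.savez("s21.npz",**b);crop(b,300,120,120,150,5,"pics/s35.png")
s=bot.observe()
w=[]
for n,p,k in [([.495,.30,.125],0,6),([.495,.30,.105],15,6),([.49,.30,.095],35,9)]:
    a,r=spose(n,p,1.4);w.append((a,r,k));print(a)
rows(s,w,0.)
```

```text
nose w [0.5076 0.2977 0.1375] local [-0.1148  0.2721  0.0521] yaw,pitch,roll [  1.5 -13.2  -0.2] F [ 0.2  0.1 -2.8] t 35.52 w 0.0157
t 35.52 pos [0.3944 0.2952 0.2085] head -178.5 z [ 0.228  0.002 -0.974] F [ 0.2  0.1 -2.8] w 0.0157 q6 [ 0.6   0.14  1.9  -0.16  0.91 -0.91]
[0.40102806 0.29770338 0.22      ]
[0.42881055 0.29838236 0.22109194]
[0.46749619 0.29945002 0.22673563]
[[-0.001,0.0,-0.002,-0.001,0.038,0.0,0.0],[-0.001,0.0,-0.002,-0.001,0.038,0.0,0.0],[-0.001,0.0,-0.002,-0.001,0.038,0.0,0.0],[-0.001,0.0,-0.002,-0.001,0.038,0.0,0.0],[-0.001,0.0,-0.002,-0.001,0.038,0.0,0.0],[-0.001,0.0,-0.002,-0.001,0.038,0.0,0.0],[-0.005,0.0,-0.0,0.0,0.044,0.0,0.0],[-0.005,0.0,-0.0,-0.0,0.044,0.0,0.0],[-0.005,-0.0,-0.001,-0.0,0.044,0.0,0.0],[-0.005,0.0,-0.001,0.0,0.044,0.0,0.0]]
[[-0.005,0.0,-0.001,0.0,0.044,0.0,0.0],[-0.004,0.0,-0.001,0.0,0.044,-0.0,0.0],[-0.004,0.0,-0.002,0.0,0.039,0.0,0.0],[-0.004,0.0,-0.002,0.0,0.039,0.0,0.0],[-0.004,0.0,-0.002,-0.0,0.039,-0.0,0.0],[-0.004,0.0,-0.002,0.0,0.039,0.0,0.0],[-0.004,0.0,-0.002,-0.0,0.039,-0.0,0.0],[-0.004,0.0,-0.002,-0.0,0.039,0.0,0.0],[-0.003,0.0,-0.003,-0.0,0.039,0.0,0.0],[-0.003,0.0,-0.003,0.0,0.039,0.0,0.0]]
[[-0.003,0.0,-0.003,0.0,0.039,0.0,0.0]]
```

View pics/s35.png

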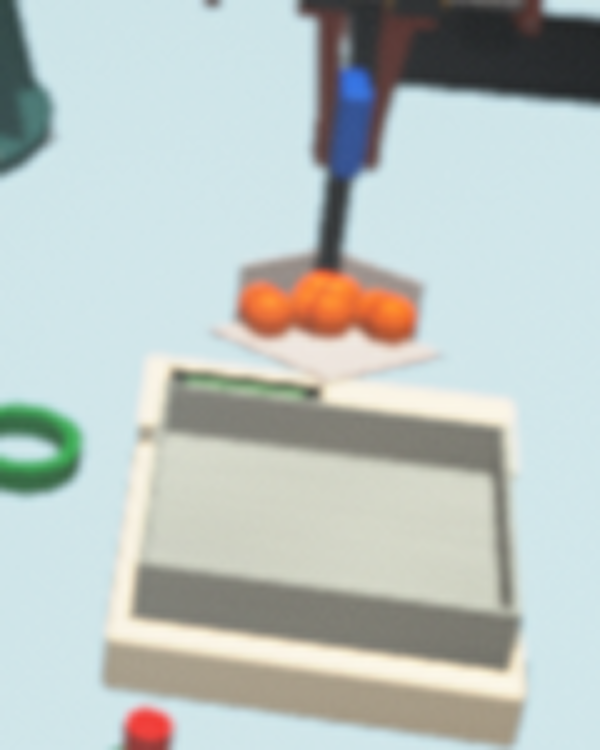

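Run:
```python
from h import *; from plant import bot,cams
s=bot.observe()
w=[]
for n,p,k in [([.50,.30,.105],-4,5),([.50,.30,.08],5,5),([.497,.30,.075],32,14)]:
    a,r=spose(n,p,1.4);w.append((a,r,k));print(a)
rows(s,w,0.)
```

```text
[0.39963208 0.29754706 0.19321148]
[0.41466298 0.29791441 0.18283114]
[0.46763458 0.29928232 0.20537698]
[[-0.0,0.001,0.003,-0.001,0.032,0.0,0.0],[-0.0,0.001,0.003,-0.001,0.032,0.0,0.0],[-0.0,0.001,0.003,-0.001,0.032,0.0,0.0],[-0.001,0.001,0.003,-0.001,0.032,0.0,0.0],[-0.001,0.001,0.003,-0.001,0.032,0.0,0.0],[-0.003,-0.0,0.002,0.0,0.031,0.0,0.0],[-0.003,-0.0,0.002,0.0,0.031,-0.0,0.0],[-0.003,0.0,0.002,0.0,0.031,0.0,0.0],[-0.003,-0.0,0.002,0.0,0.031,0.0,0.0],[-0.003,-0.0,0.002,0.0,0.031,-0.0,0.0]]
[[-0.004,0.0,-0.002,0.0,0.034,-0.0,0.0],[-0.004,0.0,-0.002,-0.0,0.034,-0.0,0.0],[-0.003,0.0,-0.002,0.0,0.034,-0.0,0.0],[-0.003,0.0,-0.002,0.0,0.034,0.0,0.0],[-0.003,0.0,-0.002,-0.0,0.034,0.0,0.0],[-0.003,0.0,-0.003,0.0,0.034,-0.0,0.0],[-0.003,0.0,-0.003,-0.0,0.034,0.0,0.0],[-0.003,0.0,-0.003,0.0,0.034,0.0,0.0],[-0.003,0.0,-0.003,0.0,0.034,-0.0,0.0],[-0.003,0.0,-0.003,-0.0,0.034,0.0,0.0]]
[[-0.003,0.0,-0.003,-0.0,0.034,-0.0,0.0],[-0.003,0.0,-0.003,0.0,0.034,0.0,0.0],[-0.003,0.0,-0.003,0.0,0.034,0.0,0.0],[-0.002,0.0,-0.003,-0.0,0.034,0.0,0.0]]
```

Request:
servo_tool(increments=[[[0, 0.001, 0.003, -0.001, 0.032, 0, 0.0], [0, 0.001, 0.003, -0.001, 0.032, 0, 0.0], [0, 0.001, 0.003, -0.001, 0.032, 0, 0.0], [-0.001, 0.001, 0.003, -0.001, 0.032, 0, 0.0], [-0.001, 0.001, 0.003, 0, 0.032, 0, 0.0]]])

```text
time: 35.98
position: [0.3993, 0.2998, 0.1948]
ee_rot: [0.034, -0.014, 0.999, 0.001]
ft_force: [-0.2, -0.6, -3.2]
gripper_width: 0.184
```

Request:
servo_tool(increments=[[[-0.003, 0, 0.002, 0, 0.031, 0, 0.0], [-0.003, 0, 0.002, 0, 0.031, 0, 0.0], [-0.003, 0, 0.002, 0, 0.031, 0, 0.0], [-0.003, 0, 0.002, 0, 0.031, 0, 0.0], [-0.003, 0, 0.002, 0, 0.031, 0, 0.0]]])

```text
time: 36.4
position: [0.4188, 0.2993, 0.1852]
ee_rot: [-0.045, -0.014, 0.999, -0.0]
ft_force: [0.2, -0.0, -2.9]
gripper_width: 0.182
```

Run:
```python
from h import *; from plant import bot,cams
s=bot.observe();where(s)
b=cams.camera("scene");np.savez("s21.npz",**b);crop(b,300,120,120,150,5,"pics/s36.png")
s=bot.observe()
a,r=spose([.497,.30,.075],32,1.4);rows(s,[(a,r,12)],0.)
```

```text
nose w [0.5039 0.3017 0.0821] local [-0.0976  0.2762 -0.0007] yaw,pitch,roll [1.6 5.1 0.1] F [ 0.2 -0.  -2.9] t 36.4 w 0.016
[[-0.004,-0.0,-0.002,0.0,0.039,0.0,0.0],[-0.004,-0.0,-0.002,0.0,0.039,0.0,0.0],[-0.004,-0.0,-0.002,0.0,0.039,0.0,0.0],[-0.003,-0.0,-0.002,0.0,0.039,0.0,0.0],[-0.003,-0.0,-0.003,0.0,0.039,0.0,0.0],[-0.003,-0.0,-0.003,0.0,0.039,0.0,0.0],[-0.003,-0.0,-0.003,0.0,0.039,0.0,0.0],[-0.003,-0.0,-0.003,0.0,0.039,0.0,0.0],[-0.003,-0.0,-0.003,0.0,0.039,0.0,0.0],[-0.003,-0.0,-0.003,0.0,0.039,0.0,0.0]]
[[-0.003,-0.0,-0.003,0.0,0.039,0.0,0.0],[-0.003,-0.0,-0.003,0.0,0.039,0.0,0.0]]
```

View pics/s36.png

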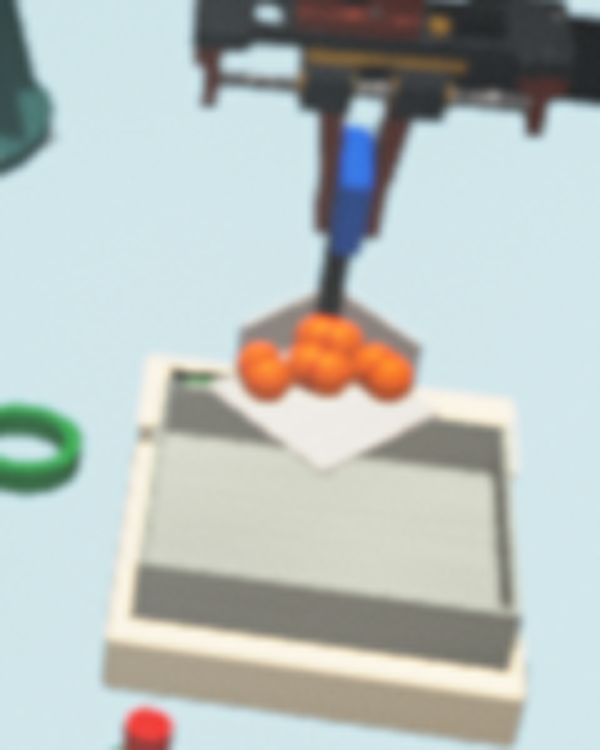

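Request:
servo_tool(increments=[[[-0.005, 0, -0.002, 0, 0.036, 0, 0.0], [-0.005, 0, -0.002, 0, 0.036, 0, 0.0], [-0.005, 0, -0.002, 0, 0.036, 0, 0.0], [-0.004, 0, -0.002, 0, 0.036, 0, 0.0], [-0.004, 0, -0.002, 0, 0.036, 0, 0.0], [-0.003, 0, -0.003, 0, 0.036, 0, 0.0]]])

```text
time: 36.95
position: [0.4522, 0.2984, 0.1934]
ee_rot: [-0.152, -0.012, 0.988, -0.002]
ft_force: [0.4, -0.6, -1.9]
gripper_width: 0.182
```

Run:
```python
from h import *; from plant import bot,cams
s=bot.observe();where(s)
b=cams.camera("scene");np.savez("s21.npz",**b);crop(b,300,120,120,150,5,"pics/s37.png")
```

```text
nose w [0.5132 0.2999 0.0745] local [-0.0862  0.2741 -0.0043] yaw,pitch,roll [ 1.4 17.5 -0. ] F [ 0.4 -0.6 -1.9] t 36.95 w 0.016
```

View pics/s37.png

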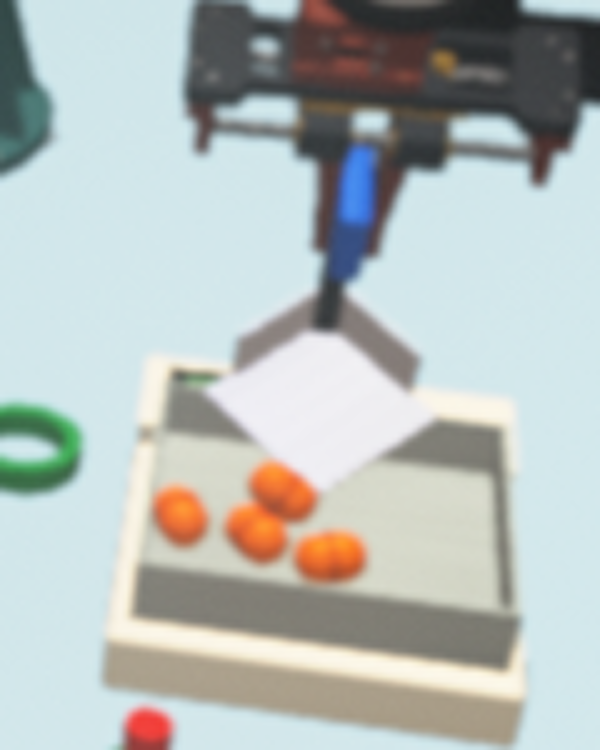

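Run:
```python
from h import *; from plant import bot,cams
s=bot.observe()
rows(s,[([.42,.298,.27],TR(180),10),([.45,.05,.31],TR(180),10),([.455,-.20,.31],TR(179),10)],0.)
```

```text
[[0.006,0.0,-0.006,-0.0,-0.031,0.002,0.0],[0.005,0.0,-0.006,-0.0,-0.031,0.002,0.0],[0.005,0.0,-0.007,-0.0,-0.031,0.002,0.0],[0.005,0.0,-0.007,-0.0,-0.031,0.002,0.0],[0.005,0.0,-0.007,-0.0,-0.031,0.002,0.0],[0.005,-0.0,-0.007,-0.0,-0.031,0.002,0.0],[0.004,-0.0,-0.007,-0.0,-0.031,0.002,0.0],[0.004,-0.0,-0.007,-0.0,-0.031,0.002,0.0],[0.004,-0.0,-0.007,-0.0,-0.031,0.002,0.0],[0.004,-0.0,-0.008,-0.0,-0.031,0.002,0.0]]
[[-0.003,-0.025,-0.004,-0.0,-0.0,-0.0,0.0],[-0.003,-0.025,-0.004,-0.0,-0.0,-0.0,0.0],[-0.003,-0.025,-0.004,-0.0,-0.0,-0.0,0.0],[-0.003,-0.025,-0.004,-0.0,-0.0,-0.0,0.0],[-0.003,-0.025,-0.004,-0.0,-0.0,-0.0,0.0],[-0.003,-0.025,-0.004,-0.0,-0.0,-0.0,0.0],[-0.003,-0.025,-0.004,-0.0,-0.0,-0.0,0.0],[-0.003,-0.025,-0.004,-0.0,-0.0,-0.0,0.0],[-0.003,-0.025,-0.004,-0.0,-0.0,-0.0,0.0],[-0.003,-0.025,-0.004,-0.0,-0.0,-0.0,0.0]]
[[-0.001,-0.025,0.0,-0.0,0.0,0.002,0.0],[-0.001,-0.025,0.0,-0.0,0.0,0.002,0.0],[-0.001,-0.025,0.0,-0.0,0.0,0.002,0.0],[-0.001,-0.025,0.0,-0.0,0.0,0.002,0.0],[-0.001,-0.025,0.0,-0.0,0.0,0.002,0.0],[-0.001,-0.025,0.0,-0.0,0.0,0.002,0.0],[-0.001,-0.025,0.0,-0.0,0.0,0.002,0.0],[-0.001,-0.025,0.0,-0.0,0.0,0.002,0.0],[-0.001,-0.025,0.0,-0.0,0.0,0.002,0.0],[-0.001,-0.025,0.0,-0.0,0.0,0.002,0.0]]
```

Request:
servo_tool(increments=[[[0, 0, -0.01, 0, 0, 0.002, 0.0], [0.002, 0, -0.012, 0, -0.03, 0.002, 0.0], [0.003, 0, -0.01, 0, -0.031, 0.002, 0.0], [0.004, 0, -0.01, 0, -0.031, 0.002, 0.0], [0.005, 0, -0.008, 0, -0.031, 0.002, 0.0], [0.005, 0, -0.007, 0, -0.031, 0.002, 0.0], [0.004, 0, -0.007, 0, -0.031, 0.002, 0.0], [0.004, 0, -0.007, 0, -0.031, 0.002, 0.0], [0.004, 0, -0.007, 0, -0.031, 0.002, 0.0], [0.004, 0, -0.008, 0, -0.031, 0.002, 0.0]]])

```text
time: 37.83
position: [0.4346, 0.2978, 0.2973]
ee_rot: [0.008, -0.001, 1.0, 0.001]
ft_force: [-0.1, -1.0, -2.0]
gripper_width: 0.18
```

Request:
servo_tool(increments=[[[-0.003, -0.015, -0.006, 0, -0.015, 0, 0.0], [-0.003, -0.025, -0.006, 0, -0.01, 0, 0.0], [-0.003, -0.025, -0.005, 0, 0, 0, 0.0], [-0.003, -0.025, -0.005, 0, 0, 0, 0.0], [-0.003, -0.025, -0.005, 0, 0, 0, 0.0], [-0.003, -0.025, -0.005, 0, 0, 0, 0.0], [-0.003, -0.025, -0.005, 0, 0, 0, 0.0], [-0.003, -0.025, -0.004, 0, 0, 0, 0.0], [-0.003, -0.025, -0.004, 0, 0, 0, 0.0], [-0.003, -0.025, -0.004, 0, 0, 0, 0.0]]])

```text
time: 38.67
position: [0.4484, 0.0553, 0.367]
ee_rot: [0.045, -0.01, 0.999, 0.004]
ft_force: [0.3, 0.0, -2.0]
gripper_width: 0.183
```

Run:
```python
from h import *; from plant import bot,cams
s=bot.observe();where(s);st(s)
rows(s,[([.46,-.29,.30],TR(179),12)],0.)
```

```text
nose w [0.5505 0.058  0.2809] local [-0.1336  0.0314  0.1989] yaw,pitch,roll [ 1.1 -5.2  0.4] F [ 0.3  0.  -2. ] t 38.67 w 0.016
t 38.67 pos [0.4484 0.0553 0.367 ] head -178.9 z [ 0.09   0.009 -0.996] F [ 0.3  0.  -2. ] w 0.016 q6 [-0.04 -0.02  1.65  0.01  1.42 -1.63]
[[0.0,-0.029,0.005,0.001,0.007,0.003,0.0],[-0.0,-0.029,0.005,0.001,0.007,0.003,0.0],[-0.0,-0.029,0.005,0.001,0.007,0.003,0.0],[-0.0,-0.029,0.005,0.001,0.007,0.003,0.0],[-0.0,-0.029,0.005,0.001,0.007,0.003,0.0],[-0.001,-0.029,0.005,0.001,0.007,0.003,0.0],[-0.001,-0.029,0.006,0.001,0.007,0.003,0.0],[-0.001,-0.029,0.006,0.001,0.007,0.003,0.0],[-0.001,-0.029,0.006,0.001,0.007,0.003,0.0],[-0.001,-0.029,0.006,0.001,0.007,0.003,0.0]]
[[-0.001,-0.029,0.006,0.001,0.007,0.003,0.0],[-0.001,-0.029,0.006,0.001,0.007,0.003,0.0]]
```

Request:
servo_tool(increments=[[[0, -0.029, 0.005, 0.001, 0.008, 0.003, 0.0], [0, -0.029, 0.005, 0.001, 0.008, 0.003, 0.0], [0, -0.029, 0.005, 0.001, 0.008, 0.003, 0.0], [0, -0.029, 0.005, 0.001, 0.008, 0.003, 0.0], [0, -0.029, 0.005, 0.001, 0.008, 0.003, 0.0], [-0.001, -0.029, 0.005, 0.001, 0.007, 0.003, 0.0], [-0.001, -0.029, 0.006, 0.001, 0.007, 0.003, 0.0], [-0.001, -0.029, 0.006, 0.001, 0.007, 0.003, 0.0], [-0.001, -0.029, 0.006, 0.001, 0.007, 0.003, 0.0], [-0.001, -0.029, 0.006, 0.001, 0.007, 0.003, 0.0]]])

```text
time: 39.5
position: [0.449, -0.2406, 0.3321]
ee_rot: [0.028, 0.003, 1.0, -0.012]
ft_force: [-0.7, -0.2, -1.5]
gripper_width: 0.181
```

Request:
servo_tool(increments=[[[-0.001, -0.025, 0.006, 0.001, 0.004, 0.003, 0.0], [-0.001, -0.02, 0.006, 0.001, 0, 0.003, 0.0], [-0.001, -0.01, 0.003, 0, 0, 0, 0.0], [0, 0, 0, 0, 0, 0, 0.0]]])

```text
time: 39.83
position: [0.4497, -0.3001, 0.3234]
ee_rot: [0.03, 0.007, 0.999, -0.019]
ft_force: [-0.3, -0.7, -1.6]
gripper_width: 0.184
```

Run:
```python
from h import *; from plant import bot,cams
s=bot.observe();where(s);st(s)
b=cams.camera("scene");np.savez("s38.npz",**b);crop(b,80,30,160,160,4,"pics/s38.png")
t=cams.camera("top");crop(t,290,120,120,180,4,"pics/t38.png")
s=bot.observe();rows(s,[([.4605,-.3075,.16],TR(179),8)],0.)
```

```text
nose w [ 0.5491 -0.3051  0.2342] local [-0.1258 -0.3315  0.1518] yaw,pitch,roll [-0.8 -3.4 -2.1] F [-0.3 -0.7 -1.6] t 39.83 w 0.0162
t 39.83 pos [ 0.4497 -0.3001  0.3234] head 179.2 z [ 0.059 -0.038 -0.998] F [-0.3 -0.7 -1.6] w 0.0162 q6 [-0.72  0.16  1.56  0.01  1.36 -2.28]
[[-0.0,-0.0,0.021,-0.004,0.007,0.0,0.0],[-0.0,-0.001,0.021,-0.004,0.007,0.0,0.0],[-0.0,-0.001,0.021,-0.004,0.007,0.0,0.0],[-0.001,-0.001,0.021,-0.004,0.007,0.0,0.0],[-0.001,-0.001,0.021,-0.004,0.007,0.0,0.0],[-0.001,-0.001,0.02,-0.004,0.007,0.0,0.0],[-0.001,-0.001,0.02,-0.004,0.007,0.0,0.0],[-0.001,-0.001,0.02,-0.004,0.007,0.0,0.0]]
```

View pics/s38.png

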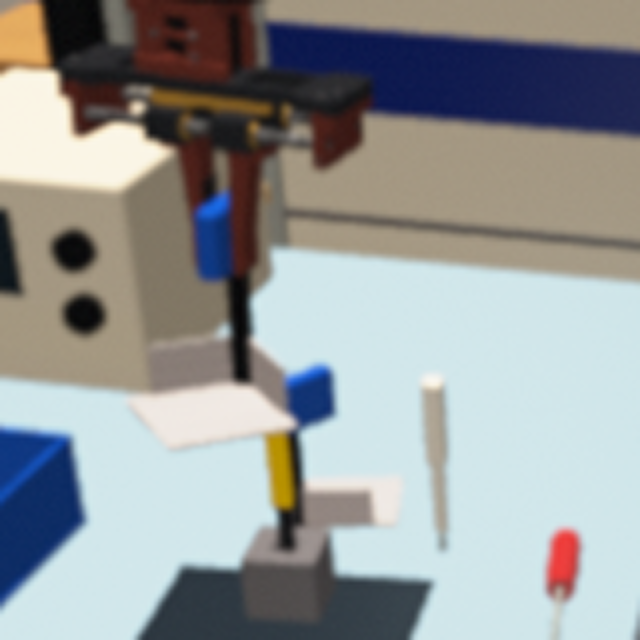

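View pics/t38.png

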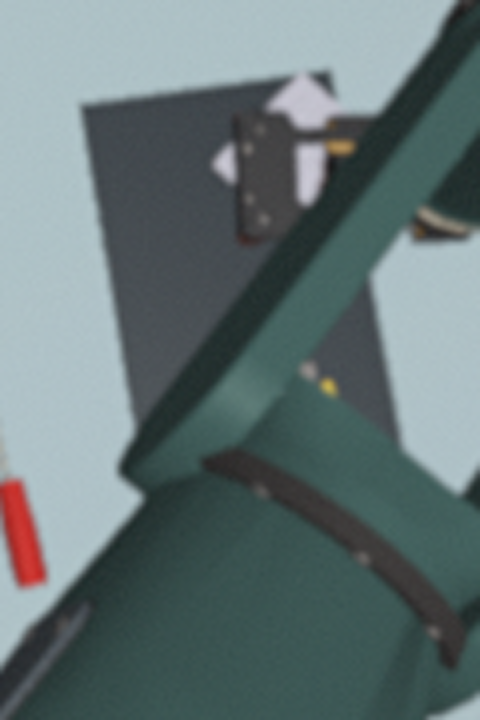

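Request:
servo_tool(increments=[[[-0.001, -0.001, 0.02, -0.006, 0.01, 0, 0.0], [-0.001, -0.001, 0.021, -0.005, 0.01, 0, 0.0], [-0.001, -0.001, 0.021, -0.005, 0.008, 0, 0.0], [-0.001, -0.001, 0.021, -0.004, 0.007, 0, 0.0], [-0.001, -0.001, 0.021, -0.004, 0.007, 0, 0.0], [-0.001, -0.001, 0.02, -0.004, 0.007, 0, 0.0], [-0.001, -0.001, 0.02, -0.004, 0.007, 0, 0.0], [-0.001, -0.001, 0.016, -0.003, 0.005, 0, 0.0], [0, 0, 0, 0, 0, 0, 0.0]]])

```text
time: 40.68
position: [0.4673, -0.2958, 0.1695]
ee_rot: [0.005, 0.001, 1.0, -0.003]
ft_force: [0.6, 0.7, -1.2]
gripper_width: 0.181
```

Run:
```python
from h import *; from plant import bot,cams
s=bot.observe();where(s);st(s)
b=cams.camera("scene");crop(b,80,90,120,120,6,"pics/s39.png")
s=bot.observe();rows(s,[([.4625,-.3075,.115],TR(179),5)],0.)
```

```text
nose w [ 0.5623 -0.2966  0.0755] local [-0.0545 -0.3233  0.0095] yaw,pitch,roll [-0.1 -0.6 -0.4] F [ 0.6  0.7 -1.2] t 40.68 w 0.0159
t 40.68 pos [ 0.4673 -0.2958  0.1695] head 179.9 z [ 0.011 -0.007 -1.   ] F [ 0.6  0.7 -1.2] w 0.0159 q6 [-0.69  0.35  1.7   0.    1.08 -2.26]
[[0.001,-0.002,0.011,-0.001,0.002,0.003,0.0],[0.001,-0.002,0.011,-0.001,0.002,0.003,0.0],[0.001,-0.002,0.011,-0.001,0.002,0.003,0.0],[0.001,-0.002,0.011,-0.001,0.002,0.003,0.0],[0.001,-0.002,0.011,-0.001,0.002,0.003,0.0]]
```

View pics/s39.png

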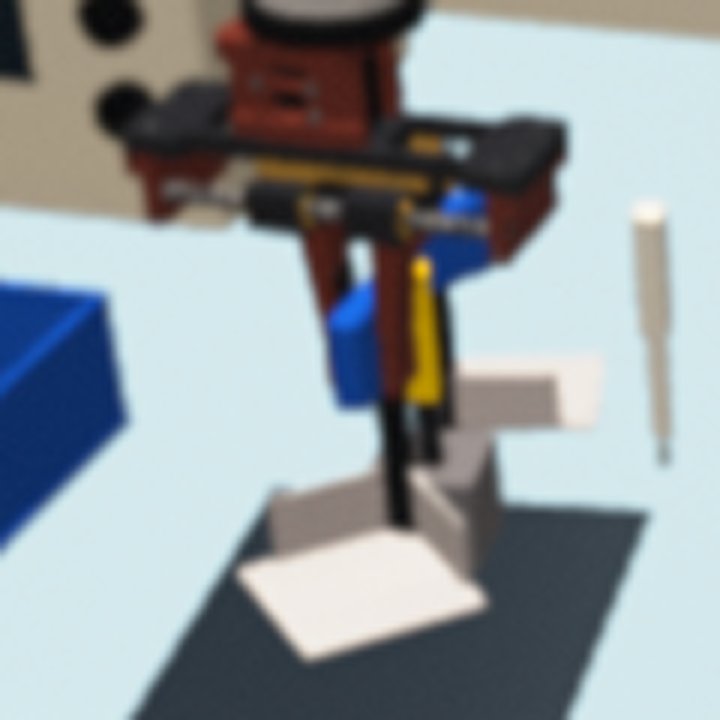

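Request:
servo_tool(increments=[[[0.001, -0.003, 0.011, -0.001, 0.002, 0.003, 0.0], [0.001, -0.003, 0.011, -0.001, 0.002, 0.003, 0.0], [0.001, -0.003, 0.011, -0.001, 0.002, 0.003, 0.0], [0.001, -0.002, 0.011, -0.001, 0.002, 0.003, 0.0], [0.001, -0.002, 0.008, -0.001, 0.002, 0.003, 0.0], [0, 0, 0, 0, 0, 0, 0.0]]])

```text
time: 41.23
position: [0.4654, -0.3102, 0.1198]
ee_rot: [0.004, 0.008, 1.0, -0.004]
ft_force: [0.2, 0.5, -1.9]
gripper_width: 0.18
```

Run:
```python
from h import *; from plant import bot,cams
s=bot.observe();where(s);st(s)
s=bot.observe();rows(s,[([.463,-.3075,.1],TR(179),5)],0.)
b=cams.camera("scene");crop(b,95,155,80,70,9,"pics/s40.png")
```

```text
nose w [ 0.5602 -0.3124  0.0256] local [-0.0383 -0.3391 -0.0378] yaw,pitch,roll [-0.9 -0.5 -0.5] F [ 0.2  0.5 -1.9] t 41.23 w 0.0158
t 41.23 pos [ 0.4654 -0.3102  0.1198] head 179.1 z [ 0.009 -0.008 -1.   ] F [ 0.2  0.5 -1.9] w 0.0158 q6 [-0.71  0.42  1.73 -0.    0.98 -2.27]
[[0.001,0.001,0.004,-0.002,0.002,0.0,0.0],[0.001,0.001,0.004,-0.002,0.002,0.0,0.0],[0.001,0.001,0.004,-0.002,0.002,0.0,0.0],[0.001,0.001,0.004,-0.002,0.002,0.0,0.0],[0.0,0.001,0.004,-0.002,0.002,0.0,0.0]]
```

View pics/s40.png

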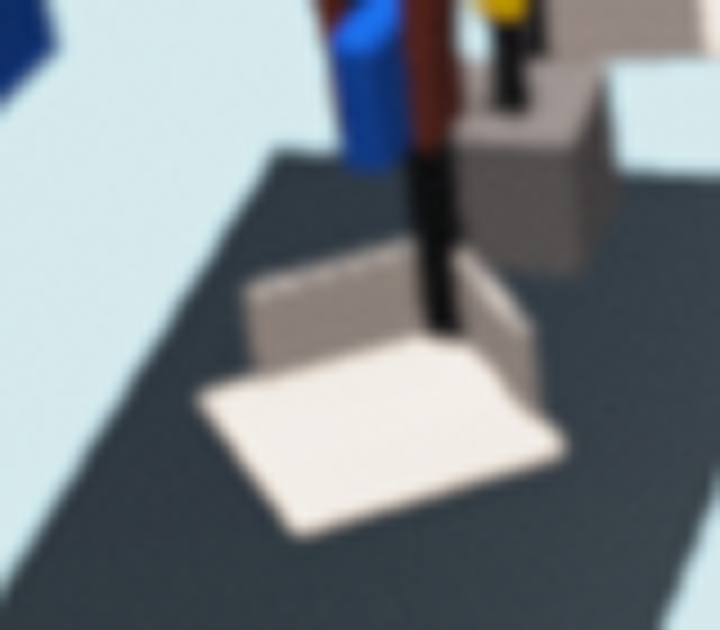

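Lower the last ~20 mm, watching force.

Request:
servo_tool(increments=[[[0.001, 0.001, 0.004, -0.002, 0.002, 0, 0.0], [0.001, 0.001, 0.004, -0.002, 0.002, 0, 0.0], [0.001, 0, 0.004, -0.002, 0.002, 0, 0.0], [0, 0, 0.004, -0.001, 0.001, 0, 0.0]]])

```text
time: 41.62
position: [0.4632, -0.309, 0.1042]
ee_rot: [0.002, 0.008, 1.0, -0.001]
ft_force: [-0.0, 0.1, -1.6]
gripper_width: 0.18
```

Request:
servo_tool(increments=[[[0, 0, 0.002, 0, 0, 0, 0.0], [0, 0, 0.001, 0, 0, 0, 0.0]]])

```text
time: 41.78
position: [0.463, -0.3088, 0.1003]
ee_rot: [0.001, 0.008, 1.0, -0.001]
ft_force: [0.1, 0.2, -1.9]
gripper_width: 0.182
```

Run:
```python
from h import *; from plant import bot,cams
s=bot.observe();where(s);st(s)
```

```text
nose w [ 0.5572 -0.3104  0.0056] local [-0.0336 -0.3371 -0.0575] yaw,pitch,roll [-0.9 -0.2 -0.1] F [ 0.1  0.2 -1.9] t 41.78 w 0.016
t 41.78 pos [ 0.463  -0.3088  0.1003] head 179.1 z [ 0.003 -0.001 -1.   ] F [ 0.1  0.2 -1.9] w 0.016 q6 [-0.71  0.45  1.75  0.    0.95 -2.27]
```

Request:
servo_tool(increments=[[[0, 0, 0.001, 0, 0, 0, 0.0], [0, 0, 0.001, 0, 0, 0, 0.0]]])

```text
time: 41.95
position: [0.4633, -0.309, 0.0985]
ee_rot: [0.002, 0.008, 1.0, -0.001]
ft_force: [-2.1, 0.7, 7.1]
gripper_width: 0.181
```

Request:
servo_tool(increments=[[[0, 0, 0.001, 0, 0, 0, 0.0], [0, 0, 0.001, 0, 0, 0, 0.0]]])

```text
time: 42.12
position: [0.4644, -0.3098, 0.0984]
ee_rot: [0.003, 0.008, 1.0, -0.002]
ft_force: [-2.3, 0.4, 5.9]
gripper_width: 0.181
```

Contact with the mat. Release and rise.

Request:
servo_tool(increments=[[[0, 0, 0, 0, 0, 0, 0.05], [0, 0, 0, 0, 0, 0, 0.05], [0, 0, 0, 0, 0, 0, 0.05], [0, 0, 0, 0, 0, 0, 0.05], [0, 0, 0, 0, 0, 0, 0.05], [0, 0, -0.01, 0, 0, 0, 0.05], [0, 0, -0.025, 0, 0, 0, 0.05], [0, 0, -0.03, 0, 0, 0, 0.05], [0, 0, -0.035, 0, 0, 0, 0.05], [0, 0, -0.035, 0, 0, 0, 0.05]]])

```text
time: 42.95
position: [0.4597, -0.3059, 0.2332]
ee_rot: [-0.003, 0.008, 1.0, 0.003]
ft_force: [-0.2, -0.2, 0.3]
gripper_width: 0.573
```

Run:
```python
from h import *; from plant import bot,cams
s=bot.observe();st(s)
b=cams.camera("scene");crop(b,80,100,150,130,5,"pics/s41.png")
b=cams.camera("wrist");crop(b,100,0,350,290,2,"pics/w41.png")
s=bot.observe();rows(s,[([.44,-.12,.28],TR(140),10),([.474,.024,.27],TR(91.8),9)],.034)
```

```text
t 42.95 pos [ 0.4597 -0.3059  0.2332] head 179.1 z [-0.005  0.006 -1.   ] F [-0.2 -0.2  0.3] w 0.0503 q6 [-0.71  0.29  1.6   0.    1.25 -2.27]
[[0.003,0.019,-0.004,-0.0,0.0,0.068,0.034],[0.004,0.019,-0.004,-0.0,0.0,0.068,0.034],[0.005,0.018,-0.004,-0.0,0.0,0.068,0.034],[0.006,0.018,-0.004,-0.0,0.0,0.068,0.034],[0.008,0.017,-0.004,-0.0,0.0,0.068,0.034],[0.009,0.017,-0.004,-0.0,0.0,0.068,0.034],[0.01,0.016,-0.004,-0.0,0.0,0.068,0.034],[0.011,0.016,-0.004,-0.0,0.0,0.068,0.034],[0.012,0.015,-0.004,-0.0,0.0,0.068,0.034],[0.013,0.014,-0.004,-0.0,0.0,0.068,0.034]]
[[0.007,0.015,0.001,-0.0,-0.0,0.093,0.034],[0.009,0.014,0.001,-0.0,-0.0,0.093,0.034],[0.01,0.013,0.001,-0.0,-0.0,0.093,0.034],[0.011,0.012,0.001,-0.0,-0.0,0.093,0.034],[0.012,0.011,0.001,-0.0,-0.0,0.093,0.034],[0.013,0.01,0.001,-0.0,-0.0,0.093,0.034],[0.014,0.009,0.001,-0.0,-0.0,0.093,0.034],[0.015,0.007,0.001,-0.0,-0.0,0.093,0.034],[0.015,0.006,0.001,-0.0,-0.0,0.093,0.034]]
```

View pics/s41.png

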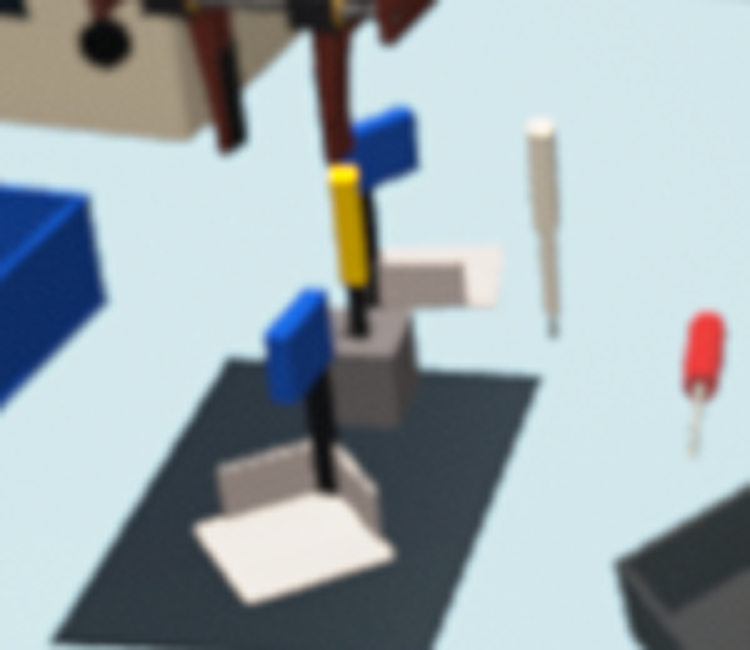

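View pics/w41.png

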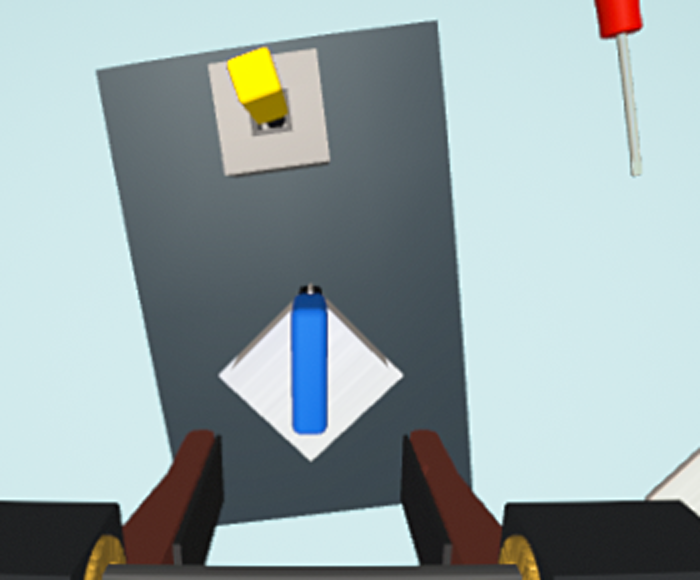

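Scoop lies flat on the mat, and the stylus stands. Now the bar again.

Request:
servo_tool(increments=[[[0.003, 0.015, -0.01, 0, 0, 0.068, 0.034], [0.004, 0.019, -0.006, 0, 0, 0.068, 0.034], [0.005, 0.018, -0.004, 0, 0, 0.068, 0.034], [0.006, 0.018, -0.004, 0, 0, 0.068, 0.034], [0.008, 0.017, -0.004, 0, 0, 0.068, 0.034], [0.009, 0.017, -0.004, 0, 0, 0.068, 0.034], [0.01, 0.016, -0.004, 0, 0, 0.068, 0.034], [0.011, 0.016, -0.004, 0, 0, 0.068, 0.034], [0.012, 0.015, -0.004, 0, 0, 0.068, 0.034], [0.013, 0.014, -0.004, 0, 0, 0.068, 0.034]]])

```text
time: 43.88
position: [0.4389, -0.1185, 0.2884]
ee_rot: [0.004, 0.358, 0.934, -0.001]
ft_force: [0.3, -0.0, -0.7]
gripper_width: 0.385
```

Request:
servo_tool(increments=[[[0.007, 0.015, 0.001, 0, 0, 0.093, 0.034], [0.009, 0.014, 0.001, 0, 0, 0.093, 0.034], [0.01, 0.013, 0.001, 0, 0, 0.093, 0.034], [0.011, 0.012, 0.001, 0, 0, 0.093, 0.034], [0.012, 0.011, 0.001, 0, 0, 0.093, 0.034], [0.013, 0.01, 0.001, 0, 0, 0.093, 0.034], [0.014, 0.009, 0.001, 0, 0, 0.093, 0.034], [0.015, 0.007, 0.001, 0, 0, 0.093, 0.034], [0.013, 0.006, 0.001, 0, 0, 0.093, 0.034]]])

```text
time: 44.63
position: [0.4775, 0.0304, 0.2784]
ee_rot: [0.003, 0.721, 0.693, -0.001]
ft_force: [-0.3, -0.1, -0.7]
gripper_width: 0.385
```

Run:
```python
from h import *; from plant import bot,cams
s=bot.observe();st(s)
rows(s,[([.4743,.0245,.2],TR(91.9),6)],.034)
```

```text
t 44.63 pos [0.4775 0.0304 0.2784] head 87.7 z [ 0.003 -0.005 -1.   ] F [-0.3 -0.1 -0.7] w 0.0338 q6 [-0.08  0.14  1.7  -0.    1.31 -0.04]
[[-0.001,-0.001,0.013,0.0,0.001,-0.012,0.034],[-0.001,-0.001,0.013,0.0,0.001,-0.012,0.034],[-0.001,-0.001,0.013,0.0,0.001,-0.012,0.034],[-0.001,-0.001,0.013,0.0,0.001,-0.012,0.034],[-0.001,-0.001,0.013,0.0,0.001,-0.012,0.034],[-0.001,-0.001,0.013,0.0,0.001,-0.012,0.034]]
```

Request:
servo_tool(increments=[[[-0.001, 0, 0.012, 0, 0, -0.012, 0.034], [-0.001, 0, 0.013, 0, 0, -0.012, 0.034], [-0.001, 0, 0.013, 0, 0, -0.012, 0.034], [-0.001, 0, 0.013, 0, 0, -0.012, 0.034], [-0.001, 0, 0.013, 0, 0, -0.012, 0.034], [-0.001, 0, 0.01, 0, 0, -0.012, 0.034], [0, 0, 0, 0, 0, 0, 0.034]]])

```text
time: 45.22
position: [0.4769, 0.0282, 0.201]
ee_rot: [0.002, 0.695, 0.719, -0.0]
ft_force: [-0.2, 0.4, 0.2]
gripper_width: 0.389
```

Run:
```python
from h import *; from plant import bot,cams
s=bot.observe();st(s)
b=cams.camera("wrist");cv2.imwrite("pics/w43.png",b["image"][:,:,::-1])
s=bot.observe();rows(s,[([.4743,.0245,.149],TR(91.9),5)],.034)
```

```text
t 45.22 pos [0.4769 0.0282 0.201 ] head 92.0 z [ 0.003 -0.003 -1.   ] F [-0.2  0.4  0.2] w 0.0342 q6 [-0.08  0.21  1.81 -0.    1.12 -0.12]
[[-0.001,-0.001,0.011,0.001,0.001,0.0,0.034],[-0.001,-0.001,0.011,0.001,0.001,0.0,0.034],[-0.001,-0.001,0.011,0.001,0.001,0.0,0.034],[-0.001,-0.001,0.011,0.001,0.001,0.0,0.034],[-0.001,-0.001,0.011,0.001,0.001,0.0,0.034]]
```

View pics/w43.png

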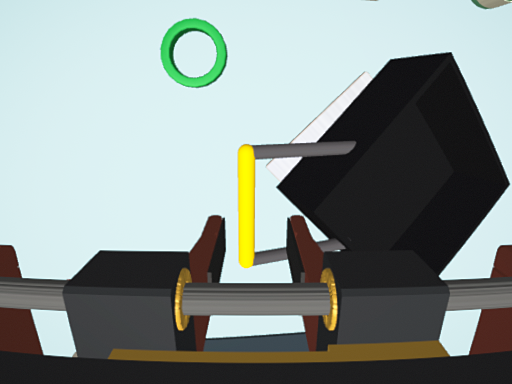

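Request:
servo_tool(increments=[[[-0.001, -0.002, 0.011, 0, 0, 0, 0.034], [-0.001, -0.001, 0.011, 0, 0, 0, 0.034], [-0.001, -0.001, 0.011, 0, 0, 0, 0.034], [0, 0, 0.01, 0, 0, 0, 0.034], [0, 0, 0.008, 0, 0, 0, 0.034], [0, 0, 0, 0, 0, 0, 0.0], [0, 0, 0, 0, 0, 0, 0.0], [0, 0, 0, 0, 0, 0, 0.0], [0, 0, 0, 0, 0, 0, 0.0]]])

```text
time: 46.02
position: [0.4704, 0.0248, 0.1534]
ee_rot: [0.001, 0.696, 0.718, -0.002]
ft_force: [4.5, -0.8, -4.3]
gripper_width: 0.131
```

Run:
```python
from h import *; from plant import bot,cams
s=bot.observe();st(s)
```

```text
t 46.02 pos [0.4704 0.0248 0.1534] head 91.8 z [-0.002 -0.004 -1.   ] F [ 4.5 -0.8 -4.3] w 0.0115 q6 [-0.09  0.27  1.87 -0.01  1.   -0.12]
```

Request:
servo_tool(increments=[[[0, -0.0045, 0.0072, 0, 0, 0, 0.0], [0, -0.0045, 0.0075, 0, 0, 0, 0.0], [0, -0.004, 0.0077, 0, 0, 0, 0.0], [0, -0.004, 0.0078, 0, 0, 0, 0.0], [0, -0.0035, 0.008, 0, 0, 0, 0.0], [0, -0.0035, 0.008, 0, 0, 0, 0.0]]])

```text
time: 46.52
position: [0.4523, 0.0242, 0.1142]
ee_rot: [0.007, 0.696, 0.718, 0.003]
ft_force: [-2.0, 0.5, 7.5]
gripper_width: 0.128
```

Run:
```python
from h import *; from plant import bot,cams
s=bot.observe();st(s)
```

```text
t 46.52 pos [0.4523 0.0242 0.1142] head 91.7 z [ 0.014 -0.004 -1.   ] F [-2.   0.5  7.5] w 0.0112 q6 [-0.1   0.3   1.96 -0.    0.87 -0.12]
```

Request:
servo_tool(increments=[[[0, -0.003, 0.008, 0.003, 0, 0, 0.0], [0, -0.003, 0.0082, 0.003, 0, 0, 0.0], [0, -0.0025, 0.0083, 0.003, 0, 0, 0.0], [0, -0.0025, 0.0084, 0.002, 0, 0, 0.0], [0, -0.002, 0.0085, 0.002, 0, 0, 0.0], [0, -0.002, 0.0085, 0.002, 0, 0, 0.0]]])

```text
time: 47.02
position: [0.4396, 0.0239, 0.0682]
ee_rot: [0.004, 0.696, 0.718, 0.0]
ft_force: [-0.5, 0.3, 5.9]
gripper_width: 0.131
```

Run:
```python
from h import *; from plant import bot,cams
s=bot.observe();st(s)
```

```text
t 47.02 pos [0.4396 0.0239 0.0682] head 91.7 z [ 0.006 -0.005 -1.   ] F [-0.5  0.3  5.9] w 0.0115 q6 [-0.1   0.37  2.03 -0.01  0.74 -0.12]
```

Request:
servo_tool(increments=[[[0, -0.0015, 0.007, 0.001, 0, 0, 0.0], [0, -0.001, 0.006, 0.001, 0, 0, 0.0], [0, -0.001, 0.004, 0, 0, 0, 0.0]]])

```text
time: 47.27
position: [0.4386, 0.0236, 0.0555]
ee_rot: [0.005, 0.696, 0.718, 0.001]
ft_force: [-8.0, 0.8, 42.3]
gripper_width: 0.127
```

Request:
servo_tool(increments=[[[0, 0, 0.003, 0, 0, 0, 0.0], [0, 0, 0.003, 0, 0, 0, 0.0]]])

```text
time: 47.43
position: [0.4386, 0.0235, 0.0544]
ee_rot: [0.006, 0.696, 0.718, 0.001]
ft_force: [-10.9, 1.1, 40.4]
gripper_width: 0.123
```

Request:
servo_tool(increments=[[[0, 0, -0.001, 0, 0, 0, 0.0], [0, 0, 0, 0, 0, 0, 0.032], [0, 0, 0, 0, 0, 0, 0.032], [0, 0, 0, 0, 0, 0, 0.032], [0, 0, 0, 0, 0, 0, 0.032], [0, 0, -0.01, 0, 0, 0, 0.032], [0, 0, -0.02, 0, 0, 0, 0.032], [0, 0, -0.03, 0, 0, 0, 0.032], [0, 0, -0.03, 0, 0, 0, 0.032], [0, 0, -0.03, 0, 0, 0, 0.032]]])

```text
time: 48.27
position: [0.4349, 0.0245, 0.1757]
ee_rot: [0.002, 0.697, 0.717, -0.002]
ft_force: [0.1, -0.5, 0.3]
gripper_width: 0.367
```

Request:
servo_tool(increments=[[[0.01, -0.01, -0.03, 0, 0, 0, 0.05], [0.02, -0.01, -0.03, 0, 0, 0, 0.05], [0.03, -0.01, -0.02, 0, 0, 0, 0.05], [0.03, 0, 0, 0, 0, 0, 0.05], [0.03, 0, 0, 0, 0, 0, 0.05], [0.03, 0, 0, 0, 0, 0, 0.05], [0.01, 0, 0, 0, 0, 0, 0.05], [0, 0, 0, 0, 0, 0, 0.05]]])

```text
time: 48.93
position: [0.4048, 0.1903, 0.267]
ee_rot: [0.008, 0.698, 0.716, 0.005]
ft_force: [-0.3, -0.5, -0.1]
gripper_width: 0.57
```

Run:
```python
from h import *; from plant import bot,cams
s=bot.observe();st(s)
b=cams.camera("scene");np.savez("sF.npz",**b);cv2.imwrite("pics/sF.png",cv2.resize(b["image"][:,:,::-1],None,fx=1.5,fy=1.5))
crop(b,190,160,230,140,3.4,"pics/sFt.png");crop(b,90,100,150,140,4,"pics/sFm.png")
t=cams.camera("top");np.savez("tF.npz",**t);cv2.imwrite("pics/tF.png",cv2.resize(t["image"][:,:,::-1],None,fx=1.5,fy=1.5))
P=cloud(t);P0=cloud(dict(np.load("top0.npz")))
hsv=cv2.cvtColor(t["image"],cv2.COLOR_RGB2HSV);H,S,V=[hsv[...,i].astype(int) for i in range(3)]
m=(H>20)&(H<32)&(S>130)&(V>110)
k,l,st_,ce=cv2.connectedComponentsWithStats(m.astype(np.uint8))
for i in range(1,k):
    if st_[i,4]>8: print("yellow",ce[i],np.nanmedian(P[l==i],0).round(3))
```

```text
t 48.93 pos [0.4048 0.1903 0.267 ] head 91.4 z [ 0.018 -0.003 -1.   ] F [-0.3 -0.5 -0.1] w 0.05 q6 [ 0.29  0.09  1.78 -0.01  1.26  0.27]
yellow [238.49295775 192.92957746] [0.438 0.023 0.064]
yellow [370.         218.53658537] [ 0.348 -0.325  0.159]
```

View pics/sFt.png

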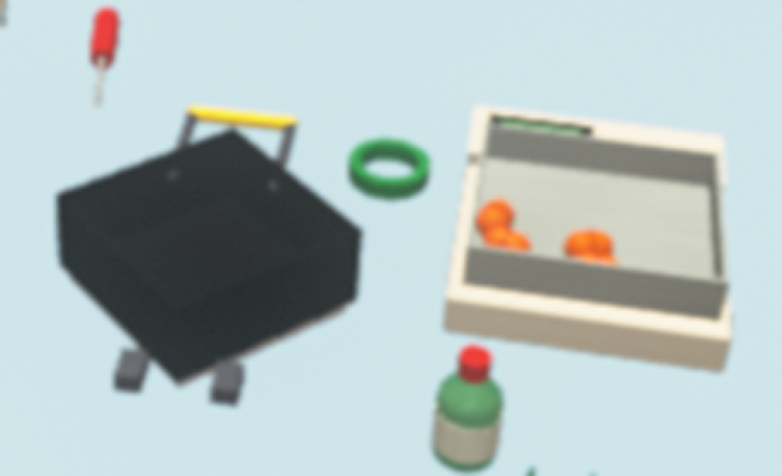

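View pics/tF.png

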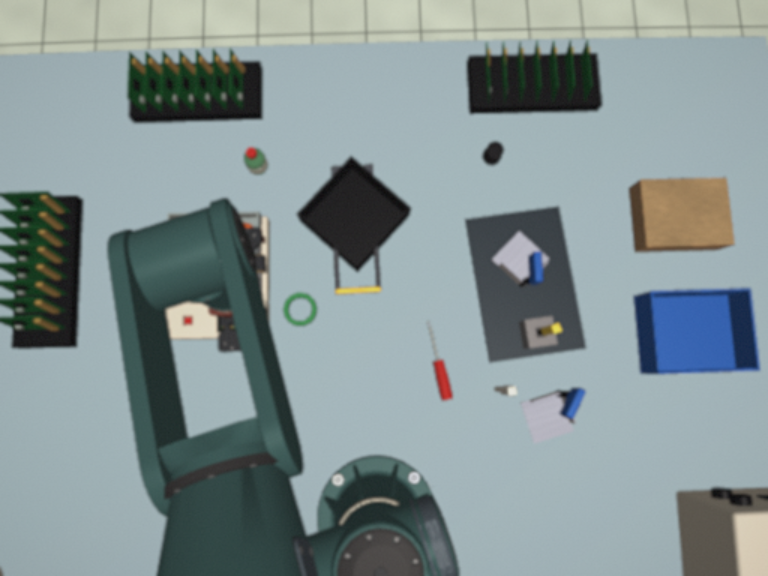

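View pics/sFm.png

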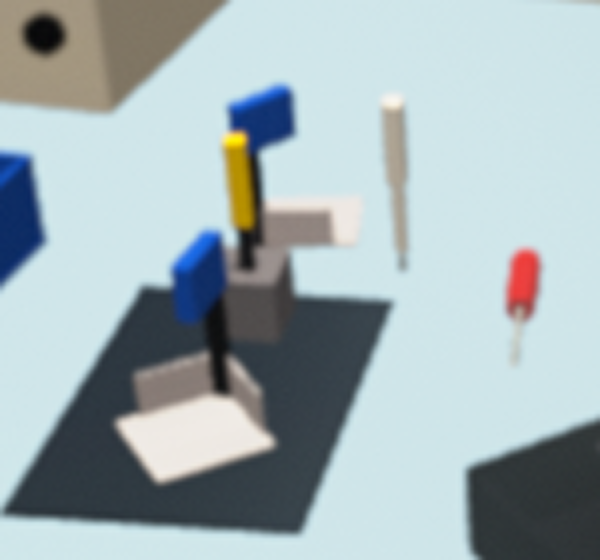

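Run:
```python
from h import *
for n in ["top","scene"]:
    a=dict(np.load(n+"0.npz"));b=dict(np.load(("t" if n=="top" else "s")+"F.npz"))
    print(n,"ext diff",abs(a["extrinsics"]-b["extrinsics"]).max())
    A=cv2.cvtColor(a["image"],cv2.COLOR_RGB2GRAY);B=cv2.cvtColor(b["image"],cv2.COLOR_RGB2GRAY)
    regs={"top":{"bar":(218,186,42,16),"tote near":(205,150,60,35),"toteR":(255,125,25,40),"tape":(185,192,32,28),"bottle":(158,92,28,28),"loupe":(318,92,24,24),"matcorner":(305,135,30,25),"blue box":(420,185,80,60)},
          "scene":{"bar":(235,186,50,16),"tote rim":(200,195,40,40),"tote rim2":(270,215,35,40),"tape":(288,195,34,30),"bottle":(312,258,30,45),"loupe":(105,240,28,30),"stand":(145,160,22,25),"bluebox":(10,130,95,55)}}[n]
    for k,(x,y,w,h) in regs.items():
        T=A[y:y+h,x:x+w];m=6;r=cv2.matchTemplate(B[y-m:y+h+m,x-m:x+w+m],T,cv2.TM_CCOEFF_NORMED)
        _,v,_,p=cv2.minMaxLoc(r)
        def sub(c,i): 
            l,q,rr=c[i-1],c[i],c[i+1];return (l-rr)/(2*(l-2*q+rr))
        sx=sub(r[p[1]],p[0]) if 0<p[0]<2*m else 0;sy=sub(r[:,p[0]],p[1]) if 0<p[1]<2*m else 0
        print(n,k,round(p[0]-m+sx,2),round(p[1]-m+sy,2),round(v,3))
```

```text
top ext diff 0.0
top bar -0.02 -0.23 0.988
top tote near -0.02 -0.21 0.968
top toteR -0.22 -0.14 0.948
top tape 0.01 0.0 0.999
top bottle 0.0 -0.0 0.999
top loupe 0.01 0.0 1.0
top matcorner 0.01 0.0 1.0
top blue box -0.02 -0.02 0.999
scene ext diff 0.0
scene bar -0.07 -0.45 0.983
scene tote rim 0.03 -0.12 0.971
scene tote rim2 0.03 -0.16 0.999
scene tape 0.03 -0.02 1.0
scene bottle 0.0 0.01 1.0
scene loupe -0.0 -0.0 1.0
scene stand -0.1 0.31 0.94
scene bluebox 0.01 -0.01 1.0
```

Run:
```python
from h import *; from plant import bot
s=bot.observe();st(s)
rows(s,[([.4366,.0235,.14],TR(91.6),9)],0.)
```

```text
t 49.03 pos [0.4047 0.1884 0.2666] head 91.3 z [ 0.018 -0.004 -1.   ] F [-0.6  0.7 -1.3] w 0.0499 q6 [ 0.29  0.09  1.78 -0.01  1.26  0.27]
[[-0.018,0.003,0.014,0.002,0.0,-0.001,0.0],[-0.018,0.003,0.014,0.002,0.0,-0.001,0.0],[-0.018,0.003,0.014,0.002,0.0,-0.001,0.0],[-0.018,0.003,0.014,0.002,0.0,-0.001,0.0],[-0.018,0.003,0.014,0.002,0.0,-0.001,0.0],[-0.018,0.003,0.014,0.002,0.0,-0.001,0.0],[-0.018,0.003,0.014,0.002,0.0,-0.001,0.0],[-0.018,0.003,0.014,0.002,0.0,-0.001,0.0],[-0.018,0.003,0.014,0.002,0.0,-0.001,0.0]]
```

Request:
servo_tool(increments=[[[-0.018, 0.004, 0.01, 0.002, 0, 0, 0.0], [-0.018, 0.004, 0.014, 0.002, 0, 0, 0.0], [-0.018, 0.004, 0.014, 0.002, 0, 0, 0.0], [-0.018, 0.003, 0.014, 0.002, 0, 0, 0.0], [-0.018, 0.003, 0.014, 0.002, 0, 0, 0.0], [-0.018, 0.003, 0.014, 0.002, 0, 0, 0.0], [-0.018, 0.003, 0.014, 0.002, 0, 0, 0.0], [-0.018, 0.003, 0.014, 0.002, 0, 0, 0.0], [-0.012, 0.003, 0.01, 0, 0, 0, 0.0], [0, 0, 0, 0, 0, 0, 0]]])

```text
time: 49.87
position: [0.4392, 0.0145, 0.1441]
ee_rot: [0.002, 0.702, 0.712, -0.003]
ft_force: [0.3, 0.0, 0.4]
gripper_width: 0.005
```

Run:
```python
from h import *; from plant import bot
s=bot.observe();st(s)
rows(s,[([.4375,.0235,.08],TR(91.6),6)],0.)
```

```text
t 49.87 pos [0.4392 0.0145 0.1441] head 90.9 z [-0.    -0.007 -1.   ] F [0.3 0.  0.4] w 0.0005 q6 [-0.12  0.24  1.95 -0.01  0.95 -0.13]
[[0.002,-0.0,0.011,-0.0,0.001,-0.002,0.0],[0.002,-0.0,0.011,-0.0,0.001,-0.002,0.0],[0.002,-0.0,0.011,-0.0,0.001,-0.002,0.0],[0.002,-0.0,0.011,-0.0,0.001,-0.002,0.0],[0.002,-0.0,0.011,-0.0,0.001,-0.002,0.0],[0.002,-0.0,0.011,-0.0,0.001,-0.002,0.0]]
```

Request:
servo_tool(increments=[[[0.002, 0, 0.011, 0, 0.001, 0, 0.0], [0.002, 0, 0.011, 0, 0.001, 0, 0.0], [0.002, 0, 0.011, 0, 0.001, 0, 0.0], [0.002, 0, 0.011, 0, 0, 0, 0.0], [0.001, 0, 0.011, 0, 0, 0, 0.0], [0, 0, 0.008, 0, 0, 0, 0.0]]])

```text
time: 50.37
position: [0.4387, 0.0189, 0.0814]
ee_rot: [0.002, 0.706, 0.708, -0.001]
ft_force: [-0.9, -0.1, -0.0]
gripper_width: 0.003
```

Request:
servo_tool(increments=[[[0, 0, 0.003, 0, 0, 0, 0.0], [0, 0, 0.003, 0, 0, 0, 0.0]]])

```text
time: 50.53
position: [0.4379, 0.0186, 0.0747]
ee_rot: [0.001, 0.706, 0.708, -0.002]
ft_force: [0.1, -0.2, 0.4]
gripper_width: 0.007
```

Request:
servo_tool(increments=[[[0, 0, 0.002, 0, 0, 0, 0.0], [0, 0, 0.002, 0, 0, 0, 0.0]]])

```text
time: 50.7
position: [0.4374, 0.0185, 0.071]
ee_rot: [0.001, 0.706, 0.708, -0.002]
ft_force: [-3.0, -0.4, 16.8]
gripper_width: 0.007
```

Request:
servo_tool(increments=[[[0, 0, 0.003, 0, 0, 0, 0.0], [0, 0, 0.003, 0, 0, 0, 0.0]]])

```text
time: 50.87
position: [0.4375, 0.0184, 0.0701]
ee_rot: [0.001, 0.706, 0.708, -0.002]
ft_force: [-13.9, 1.2, 64.7]
gripper_width: 0.005
```

Request:
servo_tool(increments=[[[0, 0, -0.01, 0, 0, 0, 0.0], [0, 0, -0.02, 0, 0, 0, 0.0], [0, 0, -0.03, 0, 0, 0, 0.0], [0, 0, -0.04, 0, 0, 0, 0.0], [0, 0, -0.04, 0, 0, 0, 0.0], [-0.02, 0, -0.03, 0, 0, 0, 0.0], [-0.03, 0, 0, 0, 0, 0, 0.0], [-0.03, 0, 0, 0, 0, 0, 0.0], [-0.02, 0, 0, 0, 0, 0, 0.0]]])

```text
time: 51.62
position: [0.4403, -0.0815, 0.2567]
ee_rot: [0.007, 0.703, 0.711, 0.002]
ft_force: [-0.6, -0.8, -0.8]
gripper_width: 0.005
```

Run:
```python
from h import *; from plant import bot,cams
s=bot.observe();st(s)
b=cams.camera("scene");t=cams.camera("top");crop(t,90,80,200,160,4,"pics/tF2.png")
a=dict(np.load("scene0.npz"));A=cv2.cvtColor(a["image"],cv2.COLOR_RGB2GRAY);B=cv2.cvtColor(b["image"],cv2.COLOR_RGB2GRAY)
for k,(x,y,w,h) in {"bar":(235,186,50,16),"rim":(270,215,35,40),"tape":(288,195,34,30)}.items():
    m=6;r=cv2.matchTemplate(B[y-m:y+h+m,x-m:x+w+m],A[y:y+h,x:x+w],cv2.TM_CCOEFF_NORMED);_,v,_,p=cv2.minMaxLoc(r)
    c=r[:,p[0]];i=p[1];print(k,p[0]-m,round(i-m+(c[i-1]-c[i+1])/(2*(c[i-1]-2*c[i]+c[i+1])),2),v)
crop(b,170,150,260,150,3,"pics/sF2.png")
```

```text
t 51.62 pos [ 0.4403 -0.0815  0.2567] head 90.6 z [ 0.013 -0.008 -1.   ] F [-0.6 -0.8 -0.8] w 0.0005 q6 [-0.34  0.1   1.79 -0.    1.23 -0.34]
bar 0 0.05 0.9994583129882812
rim 0 -0.0 0.999538779258728
tape 0 0.0 0.999773383140564
```

View pics/tF2.png

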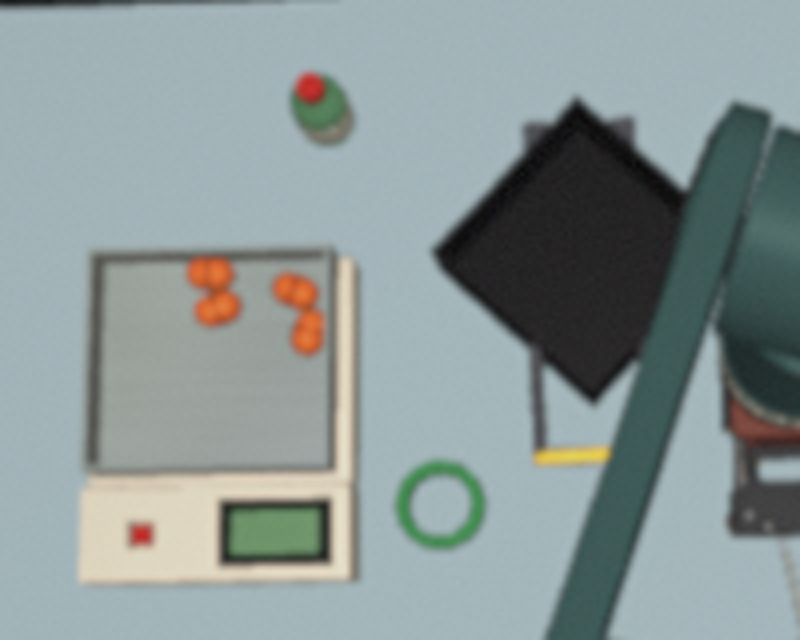

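View pics/sF2.png

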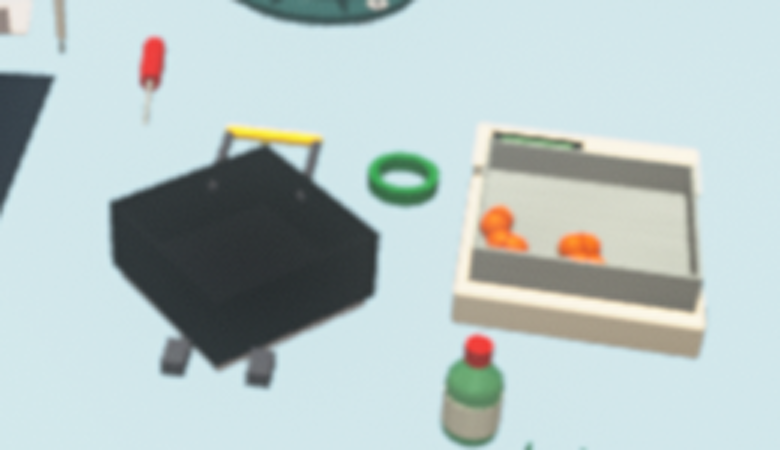

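Request:
servo_tool(increments=[[[0, 0, 0, 0, 0, 0, 0.0], [0, 0, 0, 0, 0, 0, 0.0]]])

```text
time: 51.88
position: [0.4396, -0.0816, 0.2559]
ee_rot: [0.006, 0.706, 0.709, 0.002]
ft_force: [-0.0, 0.5, 0.1]
gripper_width: 0.005
```

Run:
```python
from h import *; from plant import bot,cams
b=cams.camera("scene");crop(b,80,90,150,140,4,"pics/sF3.png")
st(bot.observe());print(bot.close_job())
```

```text
t 51.93 pos [ 0.4395 -0.0813  0.2557] head 90.3 z [ 0.011 -0.006 -1.   ] F [-0.7 -0.5 -0. ] w 0.0006 q6 [-0.34  0.1   1.8  -0.    1.23 -0.34]
the job is handed in; nothing more can be done
None
```

View pics/sF3.png

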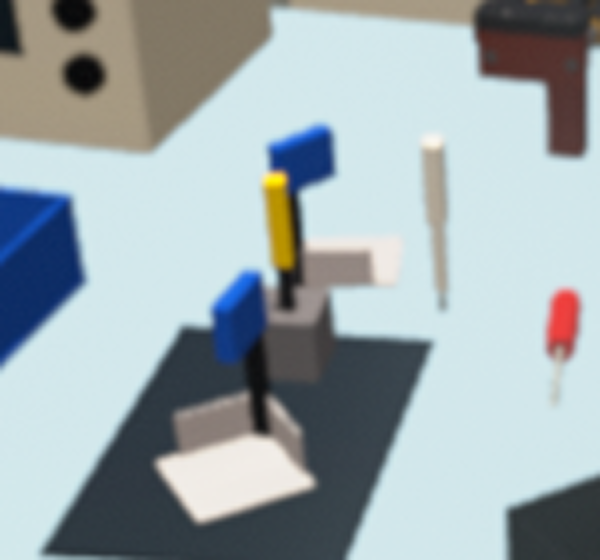

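The job is done and handed in at 51.9 s. I pressed the zero key with the stylus until it stopped moving, at about 20 N. I then put the stylus back in its stand and tipped the tote by its bar to its stop. One scoop pass took all four orange chokes to the weighing tray. After that I laid the scoop flat on the mat and let the tote back down.

Last checks:
- **Chokes:** all four are in the tray and the tote is empty.
- **Stylus and scoop:** the stylus stands in its stand and the scoop lies flat on the mat.
- **Bystanders:** the bottle, loupe and tape roll matched the first pictures to within 0.03 px when checked just before the last press on the bar. The tape roll was checked again afterwards and had not moved.
- **Tote:** my first lowering left the bar about 1 mm high. I pressed it down again with shut fingers, to about 65 N at the wrist, and it now matches the starting picture to 0.05 px.

The force limits are the least certain point. The stop and lowering pushes reached about 42 N at the wrist and the last press 65 N. All of it went through the fingers, so I took the 40 N limit for the arm and gripper body as not applying, and it stayed below the 120 N wrist limit. I saw no sign of anything being knocked aside during the run.

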